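# Clamp the tool rack in the desk vise and stand the gouges in it

## Robot

A 6-joint arm with a two-finger parallel gripper is mounted at the origin on the work surface. World frame = base frame: x ahead of the robot, y to its left, z up, the work surface at z = 0. Lengths are in m, angles in rad, forces in N, time in s.
With the tool pointing down it reaches from about 0.3 to 0.875 m from the base axis. Payload 4.2 kg.
Tool frame: the origin (TCP) lies on the centre line of the jaws, within the pads' length; the fingertips stand 14 mm ahead of it and the grasp point (between the pads) lies 5 mm behind it; y points along the fingers, x is the direction in which the jaws open and shut, and the axes are right-handed (so a half turn about y gives the same grasp; the last joint's range is limited). The gripper opens to 85 mm and grips with 20 to 120 N. Pads are 22 mm wide; open, the fingers measure 114 mm over their backs; the gripper's body (76 mm by 85 mm) begins 54 mm behind the grasp point. The pads swing forward as they close: fully open they stand 13 mm farther back than shut.
Start: joints at [1.233, 0.32, 1.565, -0, 1.257, -0.02], TCP at [0.18, 0.546, 0.245] pointing down, gripper open.
Joint ranges: [-3.11, 3.11], [-0.84, 2.01], [0.21, 2.61], [-1.34, 4.49], [0.05, 2.63], [-2.56, 2.56]. Speed limits (rad/s): [2.57, 2.57, 3.14, 3.14, 3.14, 3.14].

## Interface

Orientations are given as a unit quaternion [x, y, z, w].
In Python, from workcell import get_obs, cams, hand_in, find_in gives the robot as it stands.
- The arm moves only by the tool drive_tool, never from a script. Its argument "moves" is a list of rows, each a list of 7 numbers: the shift along the tool's x, y, z as a fraction of full scale, then the turn, a rotation vector about the tool's x, y, z as a fraction of full scale, then the opening, from -1 (shut) to 1 (fully open). A call has 1 to 10 rows; each row shifts and turns the commanded pose from where the row before left it, along the tool's axes as they then stand; what a row does not reach is not made up. Full scale, the value 1, is 0.05 m for a shift and 60 degrees for a turn. A row lasts 1/10 s, in which the tool goes at most 50 mm and 8.59 degrees, less where a joint would pass 70% of its speed; a pose out of reach is approached as far as the arm can. A call with a number of a shift or a turn outside -1 to 1 is refused whole. A call with a gripper value outside its range is refused whole. The fingers move at their own pace and stop on an object; "newtons" is the grip in N (left out, the last holds). Time passes only in rows, so rows that do not move let the fingers close. It gives the time, the measured TCP pose, the force and the opening at its end, in the units of the state.
- get_obs(): the state, without advancing time (a new reading comes with each control period).
- cams.capture(name): name is "scene" or "top" or "wrist"; returns a dict with "image" (400x640x3 uint8, red, green, blue), "intrinsics" (3x3 intrinsics, pixels), "distortion" ([k1, k2, p1, p2, k3] as OpenCV has them; the pictures are not rectified), "world_to_cam" (4x4, takes a point from world to camera coordinates). Camera axes: x right, y down, z forward; pixel columns grow to the right and rows downward; lengths in m; the calibration is good to about 2 mm. A picture is of the moment at which its call begins. There is no depth.
- hand_in(): hands the job in, once; it reports no verdict.
Trained networks look in a picture, given as the dict that the camera call returned (one of the last four; its "shot" number tells which), for a name from the list of things; names that differ only in an ending like _2 or _b are one class to them, and where a whole thing is asked for, a point or a joint stands for the part that bears it (a point fixed in the world has none). Each returns a list of dicts, best first, with "conf" (0 to 1); they miss things now and then, are a little off and sometimes report something else, mostly with a low value. They report only what shows in the picture. A call takes as long as a camera call. They do not tell look-alikes from the thing itself.
- find_in(target, picture): "position" ([x, y, z] in m, in world coordinates, good to about 4 mm: the middle of the surface that is visible of it).
The state is a dict: "time_s": time; "qpos": joint angles; "joint_velocities": joint speeds; "effort": joint torques, N m; "tool_pos": TCP position; "tool_rot": TCP orientation; "force": force on the tool from outside, world axes, zero at the start; "moment": the same for the moment, N m; "finger_gap": finger opening in m.
Only numpy, scipy, OpenCV 4.12 (cv2) and the standard library are available. Lean on these libraries where they do the work, as an engineer would, in place of code of your own. Each camera call takes 0.05 s, during which the arm holds its last target.

## Task

Set up the carving corner of the studio: stand the dark wooden tool rack down on the bed of the grey desk vise, lengthwise between the jaws and about centred on them, and turn the red T-handle clockwise until you feel the rack firmly clamped, without forcing it. Then stand every gouge lying on the desk upright in the rack's compartments, handle down and blade up, resting on the compartment floor. Leave the other things on the desk where they are.

Things in the scene. Friction and masses are not known exactly. Their poses are not given: they have to be found in the camera images.
- rack_center (a point): centre (half-way up) of the loose dark wooden tool rack: an open-topped upright caddy 194 mm long (its x), 44 mm wide (its y), 75 mm high (its z), 0.35 kg, walls 6 mm, floor 6 mm, divided by 18 mm partitions into four compartments in a row along its x, each 32 x 32 mm inside and 69 mm deep. Starts standing on the table, empty
- rack: the same rack; its origin is the centre of its underside, axes as above
- cell1 (a point): centre of the mouth of compartment 1 of the rack (level with the rim); compartments 1 to 4 follow one another from the rack's +x end to its -x end, 50 mm apart
- cell2 (a point): centre of the mouth of compartment 2 of the rack (level with the rim); compartments 1 to 4 follow one another from the rack's +x end to its -x end, 50 mm apart
- cell3 (a point): centre of the mouth of compartment 3 of the rack (level with the rim); compartments 1 to 4 follow one another from the rack's +x end to its -x end, 50 mm apart
- cell4 (a point): centre of the mouth of compartment 4 of the rack (level with the rim); compartments 1 to 4 follow one another from the rack's +x end to its -x end, 50 mm apart
- vise_seat (a point): foot of the fixed jaw's face on the grey vise, midway along it, level with the bed (20 mm above the table). x runs along the jaws (110 mm long, tops 35 mm above the bed), y from moving to fixed jaw, z up. The rack goes on the bed at negative y, length along x, overhanging 42 mm at each end; once clamped its side lies on this face (y = 0). Place and yaw of the vise vary
- jaw: moving jaw with black rubber pad; slides in +y of the vise as the T-handle turns. Gap between the faces: 61 mm minus 7 mm per radian of t_handle while nothing is clamped. The pad is spring-backed: once on the rack, the squeeze rises about 28 N per radian, steeply after 1.1 rad when the pad bottoms. Over 10 N counts as clamped; over 80 N would crack the rack
- t_handle (a joint): angle of the red T-handle (rad): grows as it is turned clockwise seen from above, which closes the jaw; range 0 to 4.5; starts between 0 and 1. Turning free takes about 0.3 Nm; with the rack squeezed it takes 0.07 Nm more for each 10 N. It stays where it is left (self-locking)
- t_grip (a point): middle of the T-handle's red cross-bar, on its upright spindle axis, 92 mm above the table and 151 mm from the fixed jaw's face on the moving jaw's side. The bar is 80 mm long (this point's x), 13 mm wide (its y), 16 mm high; it is taken from above across its width
- gouge1_mid (a point): middle of a carving gouge, 190 mm long, 0.08 kg: square wooden handle 20 x 20 x 130 mm with a blue band near its butt, then a thin steel blade. x runs along it to the blade tip: butt 95 mm away at -x, tip 95 mm at +x; balances some 8 mm from here on the blade side. Starts lying on the table (this point 10 mm up), butt pointing away from the robot. May be absent
- gouge2_mid (a point): middle of a carving gouge, 190 mm long, 0.08 kg: square wooden handle 20 x 20 x 130 mm with a green band near its butt, then a thin steel blade. x runs along it to the blade tip: butt 95 mm away at -x, tip 95 mm at +x; balances some 8 mm from here on the blade side. Starts lying on the table (this point 10 mm up), butt pointing away from the robot. May be absent
- gouge3_mid (a point): middle of a carving gouge, 190 mm long, 0.08 kg: square wooden handle 20 x 20 x 130 mm with a yellow band near its butt, then a thin steel blade. x runs along it to the blade tip: butt 95 mm away at -x, tip 95 mm at +x; balances some 8 mm from here on the blade side. Starts lying on the table (this point 10 mm up), butt pointing away from the robot. May be absent
- gouge4_mid (a point): middle of a carving gouge, 190 mm long, 0.08 kg: square wooden handle 20 x 20 x 130 mm with a white band near its butt, then a thin steel blade. x runs along it to the blade tip: butt 95 mm away at -x, tip 95 mm at +x; balances some 8 mm from here on the blade side. Starts lying on the table (this point 10 mm up), butt pointing away from the robot. May be absent
- tumbler: green drinking glass, 72 mm across, 105 mm tall; origin at the centre of its underside; not part of the job
- tape: roll of brown tape lying flat, 90 mm across, 24 mm tall; origin at the centre of its underside; not part of the job
- paintjar: red paint jar with white lid, 60 mm across, 70 mm tall; origin at the centre of its underside; not part of the job
- printblock: blank pale wood printing block, 100 x 75 x 22 mm; origin at the centre of its underside; not part of the job
- sandblock: cork sanding block, 90 x 45 x 28 mm; origin at the centre of its underside; not part of the job
- pliers: blue-handled pliers lying flat, about 140 mm long, 14 mm high; origin at the centre of its underside; not part of the job
There are look-alikes about, which are no part of the job. What is shaped like the part that bears gouge1_mid but purple or turquoise is not meant.

How it is judged:
By the outcome, as a careful person would: the job done as asked, in the order asked, and still so for the second after the job is handed in, with the robot touching nothing.
Of gouge1, gouge2, gouge3, gouge4 only 3 to 4 are there at a start; the rules pass over those that are not, and their reading is None.
At some moment in a run one of gouge1, gouge2, gouge3, gouge4 may be knocked a few centimetres aside while the robot is not near it.
It also fails if it takes over 208 s, if anything falls off the work surface, if the arm or the gripper's body presses on something with over 40 N, if the wrist force passes 120 N, or if a joint passes its speed limit or range.

## Working session

There is one attempt and no reset: what is moved stays moved. The work goes in short steps, Python scripts to look and compute and a tool call to move; the robot and the scene stay as the last step left them, time stands still between calls to the robot, and variables do not carry over. Pictures are saved under pics/ and viewed, and the job is handed in when it is done.

Besides the shell and the picture viewer there is one more tool, called as name(argument=value, ...) on one line, values as JSON. drive_tool: Moves the arm, as the interface text tells. Its arguments: {"type":"object","properties":{"moves":{"type":"array","items":{"type":"array","items":{"type":"number"}}},"newtons":{"type":"number"}},"required":["moves"]}

```bash
ls; mkdir -p pics; python3 - <<'E'
from workcell import get_obs,cams
import cv2
print(get_obs())
for n in ["scene","top","wrist"]:
    p=cams.capture(n); cv2.imwrite(f"pics/a_{n}.png",p["image"][:,:,::-1]); print(n,p["intrinsics"],p["distortion"],p["world_to_cam"])
E
```

```text
pics
{'time_s': 0.0, 'qpos': array([ 1.23301534e+00,  3.20298976e-01,  1.56569876e+00,  4.19068443e-05,
        1.25739315e+00, -1.99987008e-02]), 'joint_velocities': array([-6.82091204e-04,  4.45590558e-05,  7.28114477e-04,  1.25643583e-04,
        7.30064268e-04, -1.53934612e-03]), 'effort': array([-1.98157250e-03, -4.15519774e+01, -2.34156436e+01, -3.20324143e-04,
        8.66061193e-03,  1.08391333e-05]), 'tool_pos': array([0.17949958, 0.54578074, 0.24447051]), 'tool_rot': array([ 0.57316664,  0.41405568, -0.41511649, -0.57246502]), 'force': array([0.28470545, 0.05897935, 0.57926612]), 'moment': array([-0.051737  , -0.00240511, -0.01993158]), 'finger_gap': 0.08512927123372077}
scene [[446.67808088   0.         326.19681318]
 [  0.         446.67808088 204.77936672]
 [  0.           0.           1.        ]] [-0.03194108  0.          0.          0.          0.        ] [[ 0.6597351   0.75148644 -0.0042093  -0.33502686]
 [ 0.55382201 -0.48997497 -0.67320555 -0.20012711]
 [-0.50796729  0.44180613 -0.73944342  1.39352771]
 [ 0.          0.          0.          1.        ]]
top [[413.18584135   0.         315.62864606]
 [  0.         413.18584135 201.52008774]
 [  0.           0.           1.        ]] [0.0229766 0.        0.        0.        0.       ] [[-0.00691257 -0.99973733  0.02185148  0.01507053]
 [-0.99471591  0.00463615 -0.10256107  0.49682508]
 [ 0.10243283 -0.02244497 -0.99448667  1.31573109]
 [ 0.          0.          0.          1.        ]]
wrist [[342.81552023   0.         318.99787277]
 [  0.         342.81552023 203.74052717]
 [  0.           0.           1.        ]] [0.00976278 0.         0.         0.         0.        ] [[ 0.31221284  0.95001037 -0.0018554  -0.57307934]
 [ 0.91345823 -0.29966259  0.27531146 -0.03551199]
 [ 0.26099274 -0.0876506  -0.9613533   0.37823285]
 [ 0.          0.          0.          1.        ]]
```

View pics/a_top.png

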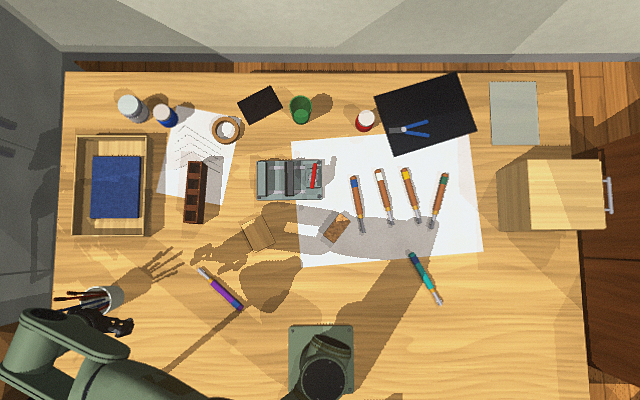

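View pics/a_scene.png

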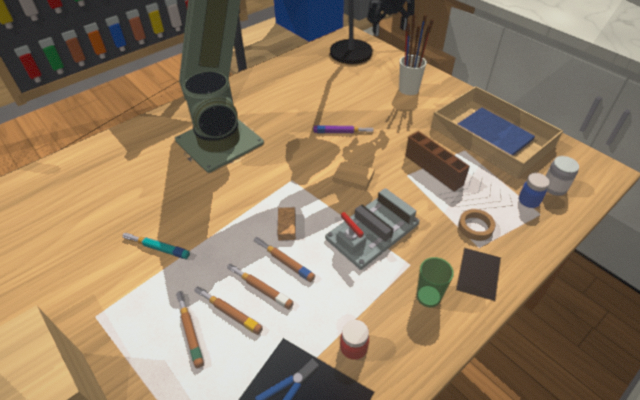

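View pics/a_wrist.png

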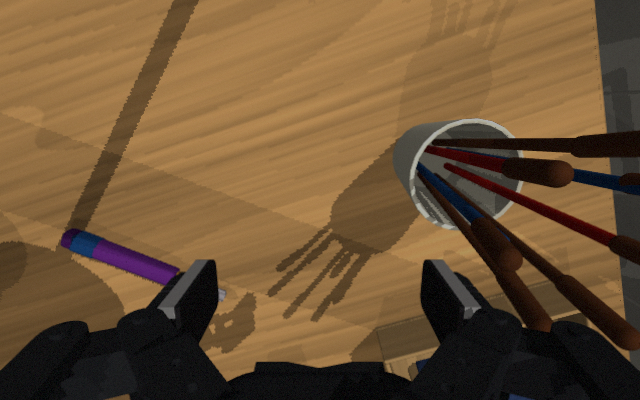

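The top view shows the rack at about (195,192) and the vise at (290,180), with its red bar at (314,176) on the right. The gouges are blue (357,203), white (384,195), yellow (411,195) and green (440,200). The look-alikes are purple (220,288) and turquoise (425,278), which I will leave alone.

```bash
cat > h.py <<'E'
import numpy as np, cv2
from workcell import get_obs,cams,hand_in,find_in
from scipy.spatial.transform import Rotation as R
def save(p,name,crop=None,s=1):
    im=p["image"][:,:,::-1]
    if crop: x0,y0,x1,y1=crop; im=im[y0:y1,x0:x1]
    im=cv2.resize(im,None,fx=s,fy=s,interpolation=cv2.INTER_CUBIC)
    cv2.imwrite(f"pics/{name}.png",im)
def ray(p,uv):
    uv=np.array(uv,float).reshape(-1,1,2)
    n=cv2.undistortPoints(uv,p["intrinsics"],p["distortion"]).reshape(-1,2)
    T=p["world_to_cam"]; Rm=T[:3,:3]; c=-Rm.T@T[:3,3]
    return c,np.c_[n,np.ones(len(n))]@Rm
def onz(p,uv,z):
    c,d=ray(p,uv); return c+d*((z-c[2])/d[:,2])[:,None]
def proj(p,X):
    T=p["world_to_cam"]; X=np.array(X,float).reshape(-1,3)
    return cv2.projectPoints(X,cv2.Rodrigues(T[:3,:3])[0],T[:3,3],p["intrinsics"],p["distortion"])[0].reshape(-1,2)
def st():
    o=get_obs(); r=R.from_quat(o["tool_rot"]).as_matrix()
    print("t",round(o["time_s"],2),"pos",np.round(o["tool_pos"],4),"q",np.round(o["qpos"],3),"F",np.round(o["force"],1),"M",np.round(o["moment"],2),"gap",round(o["finger_gap"],4))
    print("x",np.round(r[:,0],3),"y",np.round(r[:,1],3),"z",np.round(r[:,2],3)); return o
E
python3 - <<'E'
from h import *
st()
for n in ["top","scene"]:
    p=cams.capture(n)
    for k in "rack_center rack cell1 cell2 cell3 cell4 vise_seat jaw t_grip t_handle gouge1_mid gouge2_mid gouge3_mid gouge4_mid tumbler tape paintjar printblock sandblock".split():
        for d in find_in(k,p)[:6]:
            if d["conf"]>.2: print(n,k,np.round(d["position"],4),round(d["conf"],2),np.round(proj(p,d["position"])[0]))
    save(p,"b_"+n+"1",(150,130,350,260) if n=="top" else (310,110,480,280),4 if n=="top" else 3.5)
    if n=="top": save(p,"b_top2",(320,140,480,260),5)
print(get_obs()["time_s"])
E
```

```text
t 0.15 pos [0.1796 0.5459 0.2447] q [ 1.233  0.32   1.565  0.     1.257 -0.02 ] F [ 0.6  0.3 -0.2] M [ 0.   -0.01 -0.03] gap 0.0855
x [ 0.312  0.95  -0.001] y [-0.    -0.001 -1.   ] z [-0.95   0.312  0.   ]
top rack_center [0.525  0.3968 0.0599] 0.97 [193. 192.]
top rack [0.5228 0.3956 0.0574] 0.81 [194. 193.]
top cell1 [0.5233 0.3962 0.0598] 0.76 [194. 193.]
top cell1 [0.3989 0.2021 0.0237] 0.56 [257. 232.]
top cell2 [0.5233 0.3962 0.0598] 0.76 [194. 193.]
top cell2 [0.3989 0.2021 0.0237] 0.56 [257. 232.]
top cell3 [0.5233 0.3962 0.0598] 0.76 [194. 193.]
top cell3 [0.3989 0.2021 0.0237] 0.56 [257. 232.]
top cell4 [0.5233 0.3962 0.0598] 0.76 [194. 193.]
top cell4 [0.3989 0.2021 0.0237] 0.56 [257. 232.]
top vise_seat [0.5712 0.0975 0.0218] 0.7 [289. 179.]
top vise_seat [ 0.7396 -0.3067  0.0084] 0.61 [410. 130.]
top vise_seat [ 0.5092 -0.3892  0.0204] 0.57 [438. 197.]
top jaw [0.574  0.0992 0.057 ] 0.86 [288. 177.]
top t_grip [0.5732 0.0204 0.1037] 0.68 [313. 174.]
top gouge1_mid [0.2145 0.3101 0.0189] 0.82 [222. 291.]
top gouge1_mid [ 0.2574 -0.33    0.0185] 0.62 [423. 275.]
top gouge
[... 1793 characters left out ...]
67 [159. 246.]
scene gouge1_mid [0.2112 0.3073 0.0177] 0.58 [337. 127.]
scene gouge2_mid [ 0.5182 -0.3948  0.0204] 0.95 [189. 331.]
scene gouge3_mid [ 0.5376 -0.2973  0.017 ] 0.85 [233. 310.]
scene gouge4_mid [ 0.5378 -0.2156  0.0175] 0.8 [264. 289.]
scene tumbler [0.7949 0.0551 0.07  ] 0.88 [433. 282.]
scene tape [0.7457 0.3037 0.0225] 0.95 [478. 224.]
scene tape [ 0.7726 -0.1606  0.0674] 0.33 [353. 337.]
scene paintjar [ 0.7733 -0.1596  0.069 ] 0.78 [354. 336.]
scene paintjar [0.5404 0.3832 0.0561] 0.27 [437. 160.]
scene printblock [0.4007 0.1977 0.021 ] 0.85 [354. 173.]
scene printblock [0.5403 0.3809 0.057 ] 0.63 [436. 160.]
scene sandblock [ 0.4249 -0.0572  0.0244] 0.65 [288. 223.]
2.15
```

View pics/b_top1.png

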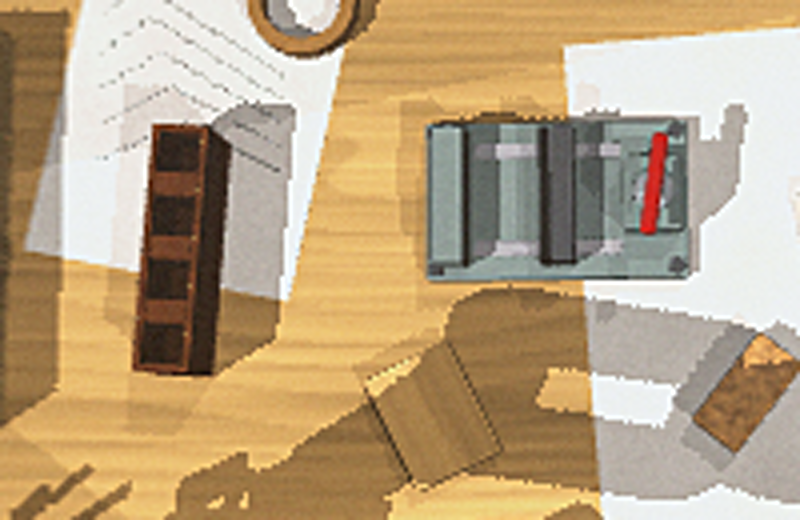

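View pics/b_top2.png

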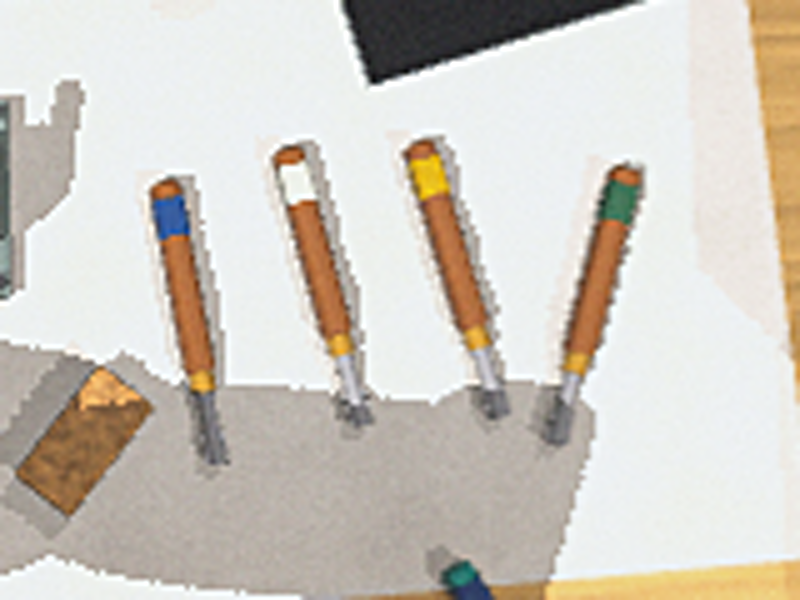

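View pics/b_scene1.png

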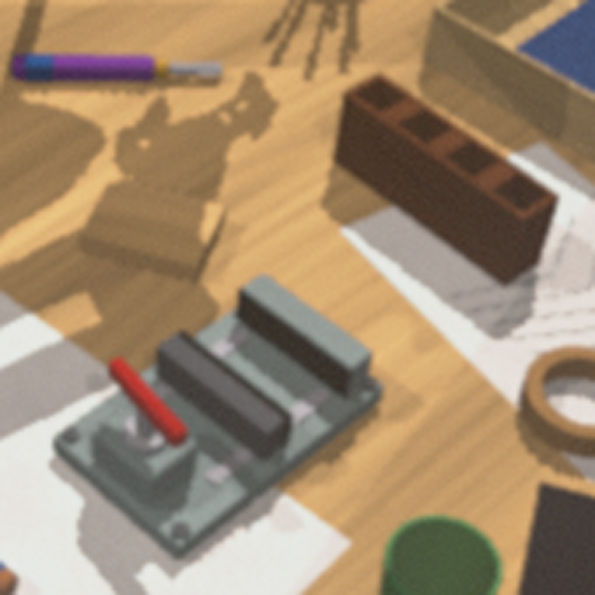

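```bash
python3 - <<'E'
from h import *
p=cams.capture("top")
c=lambda L:np.array(L)/4+[150,130]-0.375
print("rack",onz(p,c([[153,124],[207,127],[187,374],[133,370]]),.075))
print("jaw fixed face edge",onz(p,c([[466,122],[465,266]]),.055))
print("moving jaw",onz(p,c([[541,128],[575,128],[577,265],[543,265]]),.055))
print("bar",onz(p,c([[652,133],[668,133],[657,234],[640,234]]),.100))
print("t_grip",onz(p,c([[654,184]]),.100))
q=lambda L:np.array(L)/5+[320,140]-0.4
for n,a,b in [("b",(163,178),(212,462)),("w",(291,147),(355,420)),("y",(422,140),(493,413)),("g",(628,167),(553,440))]:
    X=onz(p,q([a]),.02)[0],onz(p,q([b]),.012)[0]; print(n,X,np.linalg.norm(X[0]-X[1]))
save(p,"c_top1",(230,140,340,210),7)
save(p,"c_rack",(165,145,235,240),6)
E
```

```text
rack [[0.62225897 0.41215231 0.075     ]
 [0.6198285  0.37027677 0.075     ]
 [0.42655212 0.38149544 0.075     ]
 [0.42990117 0.42273113 0.075     ]]
jaw fixed face edge [[0.62761051 0.17021873 0.055     ]
 [0.51177308 0.17042523 0.055     ]]
moving jaw [[0.62262009 0.11038587 0.055     ]
 [0.62255983 0.08322238 0.055     ]
 [0.51218912 0.08180581 0.055     ]
 [0.51230546 0.10874449 0.055     ]]
bar [[0.6094186  0.02233891 0.1       ]
 [0.60938686 0.00996357 0.1       ]
 [0.53063895 0.01898349 0.1       ]
 [0.53069027 0.03204728 0.1       ]]
t_grip [[0.56952177 0.02104418 0.1       ]]
b (array([ 0.58384183, -0.10872916,  0.02      ]), array([ 0.39768105, -0.1386346 ,  0.012     ])) 0.18871716867240962
w (array([ 0.6042015 , -0.19353344,  0.02      ]), array([ 0.42454154, -0.23287099,  0.012     ])) 0.18409003551966827
y (array([ 0.60857049, -0.28025211,  0.02      ]), array([ 0.42864265, -0.32358576,  0.012     ])) 0.1852453273951002
g (array([ 0.59000268, -0.41591645,  0.02      ]), array([ 0.41077921, -0.36235785,  0.012     ])) 0.18722600605191
```

View pics/c_top1.png

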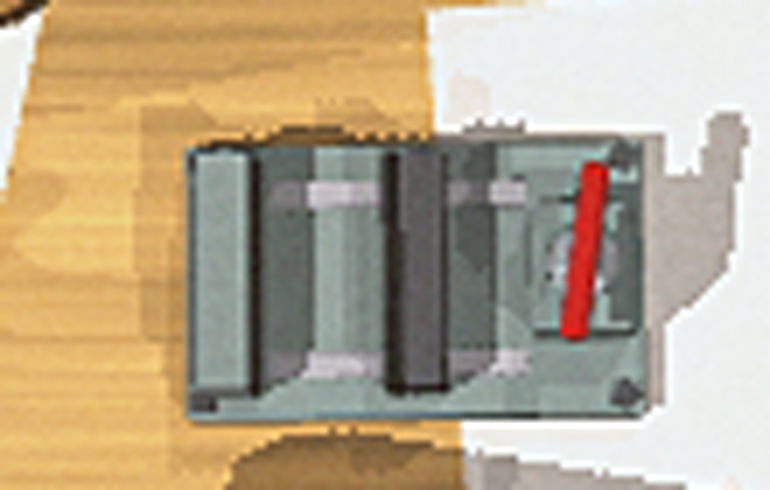

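View pics/c_rack.png

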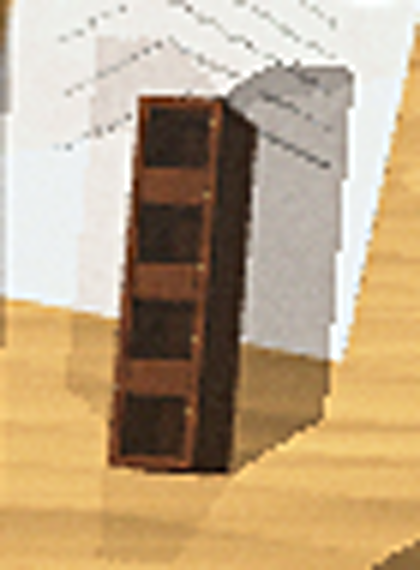

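```bash
cat >> h.py <<'E'
def Rt(yaw,tilt=0,flip=0):
    """tool down, tool x at world angle yaw (rad). tilt: rotate about tool x by tilt (tool frame)"""
    x=np.array([np.cos(yaw),np.sin(yaw),0]); y=np.array([0,0,-1.]); z=np.cross(x,y)
    return np.c_[x,y,z]@R.from_rotvec([tilt,0,0]).as_matrix()
def plan(pos,Rm,o=None):
    o=o or get_obs(); r=R.from_quat(o["tool_rot"]).as_matrix()
    rv=R.from_matrix(r.T@Rm).as_rotvec()/(np.pi/3)
    print("TURN total frac",np.round(rv,3),"rows>=",np.ceil(np.linalg.norm(rv)/.1431))
    d=np.array(pos)-o["tool_pos"]
    print("shift total frac: old axes",np.round(r.T@d/.05,3)," new axes",np.round(Rm.T@d/.05,3),"norm",np.round(np.linalg.norm(d)/.05,2))
E
python3 - <<'E'
from h import *
st(); plan([.5246,.3967,.20],Rt(np.pi/2-.0565))
E
```

```text
t 2.2 pos [0.1797 0.5462 0.2454] q [ 1.233  0.32   1.564  0.     1.257 -0.02 ] F [0.3 0.4 0.6] M [0.   0.01 0.02] gap 0.0854
x [0.313 0.95  0.   ] y [ 0.  0. -1.] z [-0.95   0.313  0.   ]
TURN total frac [-0.   -0.25  0.  ] rows>= 2.0
shift total frac: old axes [-0.685  0.907 -7.488]  new axes [-2.596  0.907 -7.056] norm 7.57
```

drive_tool(moves=[[0,0,0,0,-0.125,0,1],[0,0,0,0,-0.125,0,1],[-0.33,0,-0.88,0,0,0,1],[-0.33,0,-0.88,0,0,0,1],[-0.33,0,-0.88,0,0,0,1],[-0.33,0,-0.88,0,0,0,1],[-0.32,0.2,-0.88,0,0,0,1],[-0.32,0.2,-0.88,0,0,0,1],[-0.32,0.2,-0.88,0,0,0,1],[-0.32,0.2,-0.88,0,0,0,1]])

```text
time_s: 3.2
tool_pos: [0.5255, 0.3957, 0.205]
tool_rot: [-0.514, -0.486, 0.486, 0.514]
force: [0.6, 1.7, -0.1]
finger_gap: 0.0854
```

```bash
python3 - <<'E'
from h import *
st(); p=cams.capture("wrist"); st(); save(p,"d_wrist")
E
```

```text
t 3.2 pos [0.5255 0.3957 0.205 ] q [ 0.628  0.475  1.421  0.     1.245 -0.887] F [ 0.6  1.7 -0.1] M [ 0.02  0.02 -0.01] gap 0.0854
x [0.056 0.998 0.   ] y [ 0.  0. -1.] z [-0.998  0.056 -0.   ]
t 3.25 pos [0.5318 0.3919 0.2026] q [ 0.62   0.48   1.418 -0.006  1.242 -0.889] F [ 4.6 -1.3 -0.8] M [-0.07 -0.12  0.  ] gap 0.0856
x [ 0.06   0.998 -0.003] y [ 0.004 -0.004 -1.   ] z [-0.998  0.06  -0.004]
```

View pics/d_wrist.png

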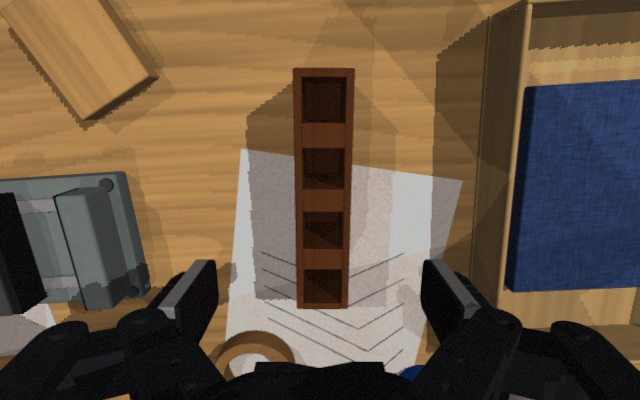

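```bash
python3 - <<'E'
from h import *
p=cams.capture("wrist"); st(); save(p,"d_wrist2",(270,50,380,320),2)
X=onz(p,[[293,68],[355,68],[348,308],[297,308]],.075); print(X, X.mean(0))
print(p["world_to_cam"])
g=p["image"].astype(int)
for v in [75,120,185,240,300]:
    row=g[v,270:380].sum(1); print(v,[ (270+i,int(row[i])) for i in range(15,90)][:0], np.where(np.abs(np.diff(row))>70)[0]+270)
for u in [300,320,345]:
    col=g[50:330,u].sum(1); print(u,np.where(np.abs(np.diff(col))>70)[0]+50)
E
```

```text
t 3.3 pos [0.5282 0.3935 0.203 ] q [ 0.624  0.478  1.421 -0.002  1.244 -0.885] F [-0.3  0.5 -0.4] M [ 0.04  0.01 -0.03] gap 0.0852
x [ 0.061  0.998 -0.003] y [ 0.    -0.003 -1.   ] z [-0.998  0.061 -0.   ]
[[0.43598117 0.37812602 0.075     ]
 [0.4385764  0.42105325 0.075     ]
 [0.6284213  0.40930994 0.075     ]
 [0.62592892 0.36607936 0.075     ]] [0.53222695 0.39364214 0.075     ]
[[ 0.05991383  0.99819738 -0.00351153 -0.42134205]
 [ 0.95848477 -0.05654702  0.27948057 -0.51164965]
 [ 0.2787782  -0.0201105  -0.96014493  0.19632616]
 [ 0.          0.          0.          1.        ]]
75 [] [359 360]
120 [] [358]
185 [] [298 299 355 356 357]
240 [] [299 300 354 355]
300 [] [300 301 352 355]
300 [ 55  56 258 260 276 293 296 310 312 325 326 327]
320 [ 55  56 302 304 319 320 321 322]
345 [ 55  65 112 302 303 314 315 316 317]
```

View pics/d_wrist2.png

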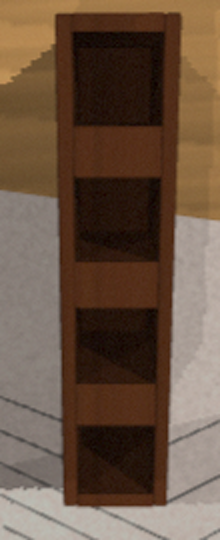

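```bash
cat >> h.py <<'E'
def fitrect(p,uv,z):
    X=onz(p,uv,z); c=X.mean(0); d=(X[0]+X[1]-X[2]-X[3])/2; return X,c,np.linalg.norm(d),np.arctan2(d[1],d[0])
E
python3 - <<'E'
from h import *
p=cams.capture("wrist"); st(); save(p,"d_wrist3",(270,40,390,330),2)
X,c,l,a=fitrect(p,[[298.25,56.75],[360.25,56.75],[353.25,302.25],[302.25,302.25]],.075); print(X,c,l,a)
E
```

```text
t 3.35 pos [0.5258 0.3949 0.2038] q [ 0.627  0.476  1.422 -0.     1.245 -0.884] F [0.2 0.8 0.5] M [-0.01 -0.02  0.02] gap 0.0854
x [ 0.06   0.998 -0.001] y [-0.002 -0.001 -1.   ] z [-0.998  0.06   0.002]
[[0.42480139 0.38411174 0.075     ]
 [0.42744161 0.42679729 0.075     ]
 [0.6191006  0.41552683 0.075     ]
 [0.61654333 0.37252657 0.075     ]] [0.52197173 0.39974061 0.075     ] 0.19204077932985864 3.082050257388947
```

View pics/d_wrist3.png

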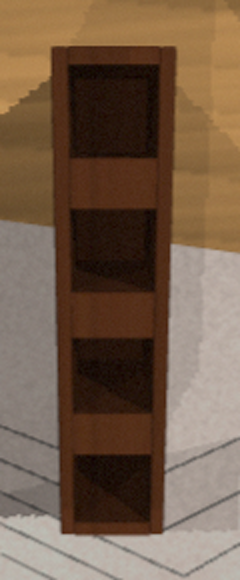

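```bash
python3 - <<'E'
from h import *
p=cams.capture("wrist"); p=cams.capture("wrist"); st(); save(p,"d_wrist4",(270,40,390,330),2)
np.savez("w.npz",T=p["world_to_cam"])
X,c,l,a=fitrect(p,[[296.25,63.25],[357.75,63.],[350.75,306.75],[300.75,306.75]],.075); print(X,c,l,a)
print(find_in("rack_center",p)[0])
E
```

```text
t 3.45 pos [0.5235 0.3968 0.2051] q [ 6.310e-01  4.740e-01  1.423e+00  1.000e-03  1.245e+00 -8.840e-01] F [-0.2  0.2  0.2] M [-0.01  0.03 -0.01] gap 0.0855
x [0.057 0.998 0.   ] y [-0.001  0.    -1.   ] z [-0.998  0.057  0.001]
[[0.4246299  0.38485608 0.075     ]
 [0.4269618  0.42771839 0.075     ]
 [0.62010552 0.41655823 0.075     ]
 [0.61765674 0.37398468 0.075     ]] [0.52233849 0.40077934 0.075     ] 0.19339925754929171 3.084603037614707
{'position': [0.5832, 0.1095, 0.0357], 'conf': 0.7}
```

View pics/d_wrist4.png

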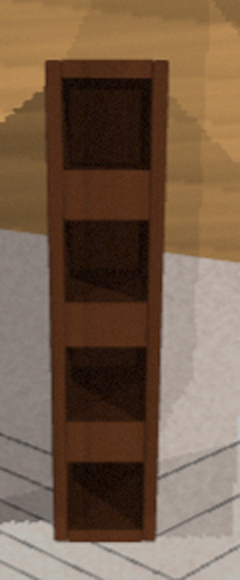

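```bash
python3 - <<'E'
from h import *
p=cams.capture("wrist"); print(np.abs(p["world_to_cam"]-np.load("w.npz")["T"]).max())
st()
X,c,l,a=fitrect(p,[[292.75,70.25],[353.75,70.25],[348.25,310.25],[296.75,310.25]],.075); print(X,c,l,a-np.pi)
E
```

```text
0.0027989536013674
t 3.55 pos [0.5228 0.3975 0.2059] q [ 0.632  0.473  1.423  0.     1.245 -0.884] F [0.1 1.3 0.2] M [ 0.01 -0.01 -0.02] gap 0.0853
x [0.055 0.999 0.001] y [ 0.     0.001 -1.   ] z [-0.999  0.055 -0.   ]
[[0.4278224  0.38305775 0.075     ]
 [0.43019054 0.42596125 0.075     ]
 [0.62294646 0.41599288 0.075     ]
 [0.62049967 0.37179922 0.075     ]] [0.52536477 0.39920278 0.075     ] 0.19300862621295076 -0.05501726107806881
```

drive_tool(moves=[[0,0.6,-0.03,0,0,0,1],[0,0.6,0,0,0,0,1],[0,0.6,0,0,0,0,1],[0,0.5,0,0,0,0,1],[0,0.4,0,0,0,0,1],[0,0.28,0,0,0,0,1],[0,0,0,0,0,0,1],[0,0,0,0,0,0,-1],[0,0,0,0,0,0,-1],[0,0,0,0,0,0,-1]], newtons=40)

```text
time_s: 4.55
tool_pos: [0.526, 0.3975, 0.0578]
tool_rot: [-0.514, -0.487, 0.485, 0.514]
force: [0.5, 3.8, 6.5]
finger_gap: 0.0439
```

drive_tool(moves=[[0,0,0,0,0,0,-1],[0,0,0,0,0,0,-1],[0,0,0,0,0,0,-1],[0,0,0,0,0,0,-1]])

```text
time_s: 4.95
tool_pos: [0.5261, 0.3975, 0.058]
tool_rot: [-0.514, -0.487, 0.485, 0.514]
force: [-0.4, 1.8, 6.0]
finger_gap: 0.0434
```

```bash
python3 - <<'E'
from h import *
st()
p=cams.capture("wrist"); save(p,"e_w")
E
```

```text
t 4.95 pos [0.5261 0.3975 0.058 ] q [ 6.290e-01  6.030e-01  1.596e+00  1.000e-03  9.390e-01 -8.860e-01] F [-0.4  1.8  6. ] M [ 0.14  0.07 -0.06] gap 0.0434
x [0.056 0.998 0.003] y [ 0.002  0.002 -1.   ] z [-0.998  0.056 -0.002]
```

View pics/e_w.png

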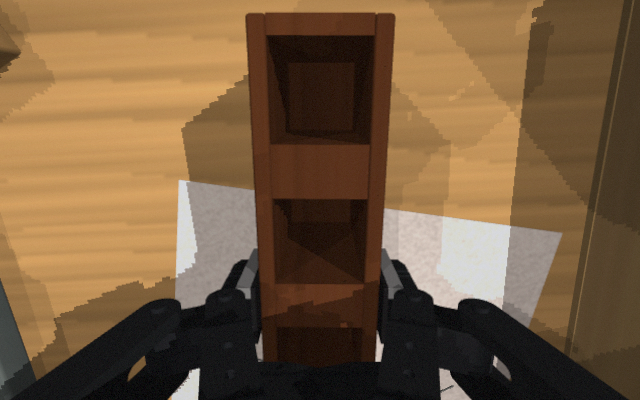

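drive_tool(moves=[[0,-0.3,0,0,0,0,-1],[0,-0.5,0,0,0,0,-1],[0,-0.7,0,0,0,0,-1],[0,-0.7,0,0,0,0,-1],[-0.5,-0.3,0,0,0,0,-1],[-0.5,0,0,0,0,0,-1],[-0.5,0,0,0,0,0,-1],[-0.3,0,0,0,0,0,-1],[0,0,0,0,0,0,-1],[0,0,0,0,0,0,-1]])

```text
time_s: 6.0
tool_pos: [0.5204, 0.3069, 0.1813]
tool_rot: [-0.514, -0.486, 0.486, 0.514]
force: [-0.2, 0.6, -4.6]
finger_gap: 0.0433
```

drive_tool(moves=[[0,0,0,0,0,0,-1],[0,0,0,0,0,0,-1],[0,0,0,0,0,0,-1]])

```text
time_s: 6.3
tool_pos: [0.5203, 0.3075, 0.1811]
tool_rot: [-0.514, -0.486, 0.486, 0.514]
force: [0.2, -0.3, -4.6]
finger_gap: 0.0433
```

```bash
python3 - <<'E'
from h import *
st()
p=cams.capture("wrist"); save(p,"f_w"); np.savez("f.npz",**{k:p[k] for k in ["image","intrinsics","distortion","world_to_cam"]})
for k in ["vise_seat","jaw","t_grip","t_handle","rack_center"]:
    print(k,[(np.round(d["position"],4),d["conf"]) for d in find_in(k,p)[:2]])
E
```

```text
t 6.3 pos [0.5203 0.3075 0.1811] q [ 0.515  0.41   1.593  0.     1.139 -1.001] F [ 0.2 -0.3 -4.6] M [ 0.   -0.01  0.05] gap 0.0433
x [0.055 0.998 0.   ] y [-0.  0. -1.] z [-0.998  0.055  0.   ]
vise_seat [(array([0.557 , 0.1136, 0.0218]), 0.88), (array([0.4701, 0.3074, 0.1985]), 0.24)]
jaw [(array([0.5645, 0.1058, 0.049 ]), 0.77)]
t_grip []
t_handle []
rack_center [(array([0.4702, 0.3111, 0.1983]), 0.95)]
```

View pics/f_w.png

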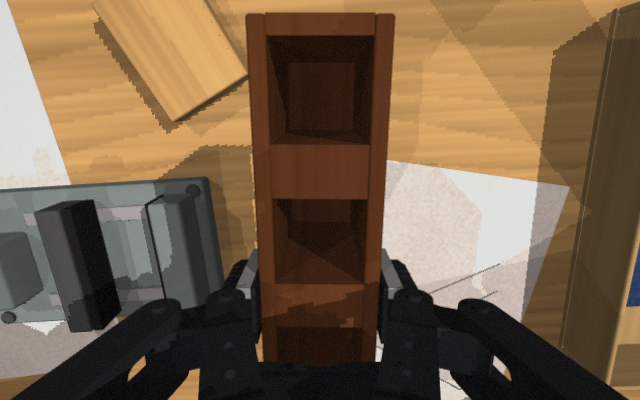

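```bash
python3 - <<'E'
from h import *
d=np.load("f.npz"); p={k:d[k] for k in d}
save(p,"f_w2",(0,165,250,345),3.2)
X=onz(p,[[247,13],[395,13],[263.5,362],[379,362]],.198); print(X)
E
```

```text
[[0.42314247 0.29094642 0.198     ]
 [0.42549403 0.33370526 0.198     ]
 [0.54396881 0.28368347 0.198     ]
 [0.54641812 0.32826631 0.198     ]]
```

View pics/f_w2.png

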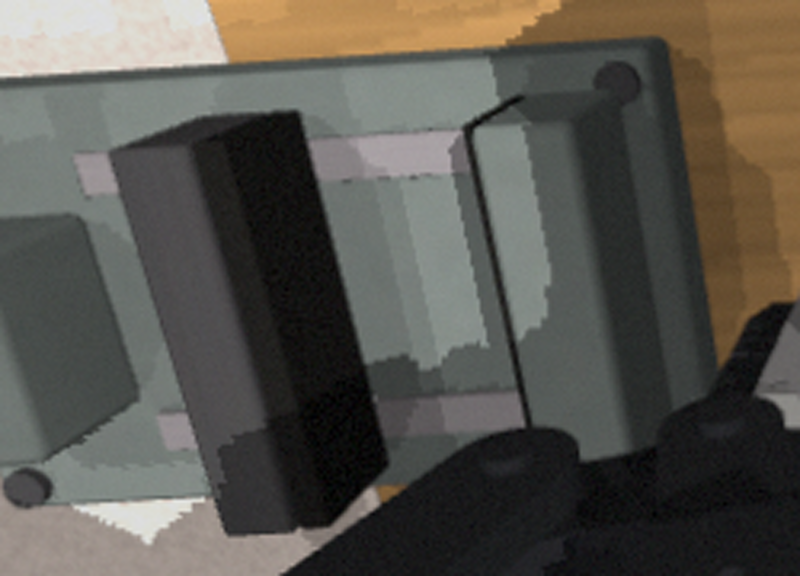

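```bash
python3 - <<'E'
from h import *
d=np.load("f.npz"); p={k:d[k] for k in d}
c=lambda L:np.array(L)/3.2+[0,165]-.35
F=onz(p,c([[466,128],[527,430]]),.055); print("fixed face",F, np.arctan2(*(F[1]-F[0])[:2][::-1]))
M=onz(p,c([[110,150],[226,533],[190,148],[298,530]]),.055); print("mov",M,np.arctan2(*(M[1]-M[0])[:2][::-1]),np.arctan2(*(M[3]-M[2])[:2][::-1]))
B=onz(p,c([[2,78],[660,38],[717,370]]),.020); print("base near edge",B, np.arctan2(*(B[1]-B[0])[:2][::-1])-np.pi/2, np.arctan2(*(B[2]-B[1])[:2][::-1]))
print("mov face bottom",onz(p,c([[300,112],[387,462]]),.02))
# project back hypotheses into top: t_grip
p=cams.capture("top")
for z in (.1,.092): print(onz(p,[[150+654/4-.4,130+184/4-.4]],z))
E
```

```text
fixed face [[0.51586059 0.17294095 0.055     ]
 [0.59795169 0.17297569 0.055     ]] 0.00042314289962247845
mov [[0.51664645 0.08688448 0.055     ]
 [0.62408618 0.08758847 0.055     ]
 [0.51720026 0.10601825 0.055     ]
 [0.62432208 0.1068377  0.055     ]] 0.006552319336313871 0.007649599841568539
base near edge [[0.50431972 0.0332458  0.02      ]
 [0.50295622 0.21047062 0.02      ]
 [0.60190122 0.21276673 0.02      ]] 0.007693483185107208 0.02320170442115268
mov face bottom [[0.51800099 0.11008005 0.02      ]
 [0.62664408 0.11056349 0.02      ]]
[[0.56960001 0.02112078 0.1       ]]
[[0.57093474 0.02098625 0.092     ]]
```

```bash
python3 - <<'E'
from h import *
plan([.5697,.146,.09],Rt(np.pi/2+.006))
E
```

```text
TURN total frac [ 0.    -0.059  0.   ] rows>= 1.0
shift total frac: old axes [-3.157  1.826 -1.166]  new axes [-3.223  1.826 -0.969] norm 3.83
```

drive_tool(moves=[[0,0,0,0,-0.059,0,-1],[-0.5,0,-0.15,0,0,0,-1],[-0.5,0,-0.15,0,0,0,-1],[-0.5,0,-0.15,0,0,0,-1],[-0.5,0,-0.15,0,0,0,-1],[-0.5,0,-0.15,0,0,0,-1],[-0.5,0,-0.15,0,0,0,-1],[-0.22,0,-0.07,0,0,0,-1],[0,0,0,0,0,0,-1],[0,0,0,0,0,0,-1]])

```text
time_s: 7.65
tool_pos: [0.5695, 0.1467, 0.1813]
tool_rot: [0.498, 0.502, -0.501, -0.499]
force: [-0.6, 1.0, -4.4]
finger_gap: 0.0435
```

drive_tool(moves=[[0,0.3,0,0,0,0,-1],[0,0.3,0,0,0,0,-1],[0,0,0,0,0,0,-1],[0,0,0,0,0,0,-1]])

```text
time_s: 8.05
tool_pos: [0.5695, 0.1471, 0.1514]
tool_rot: [-0.498, -0.502, 0.502, 0.498]
force: [0.1, -0.5, -3.9]
finger_gap: 0.0434
```

```bash
python3 - <<'E'
from h import *
st()
p=cams.capture("wrist"); save(p,"g_w"); plan([.5697,.146,.08],Rt(np.pi/2+.006))
p=cams.capture("top"); save(p,"g_t",(230,120,350,220),6)
p=cams.capture("scene"); save(p,"g_s",(310,140,460,280),5)
E
```

```text
t 8.05 pos [0.5695 0.1471 0.1514] q [ 0.233  0.413  1.672  0.     1.058 -1.345] F [ 0.1 -0.5 -3.9] M [-0.01 -0.03 -0.05] gap 0.0434
x [-0.007  1.     0.   ] y [-0.  0. -1.] z [-1.    -0.007  0.   ]
TURN total frac [0.001 0.001 0.001] rows>= 1.0
shift total frac: old axes [-0.021  1.439  0.008]  new axes [-0.02   1.439  0.006] norm 1.44
```

View pics/g_w.png

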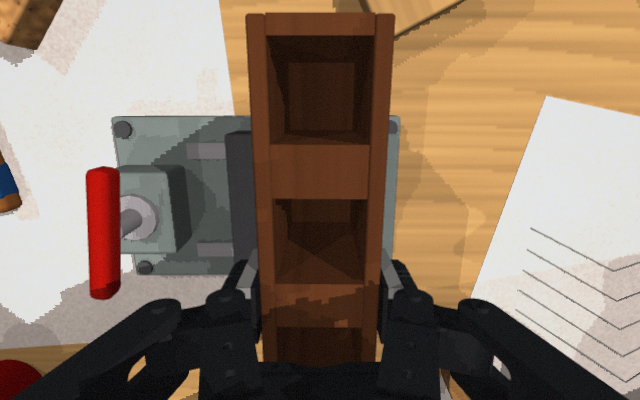

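View pics/g_t.png

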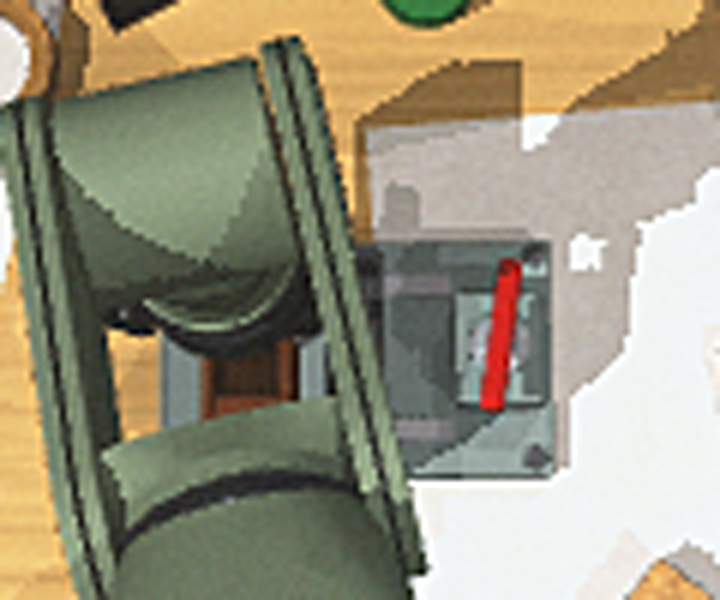

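View pics/g_s.png

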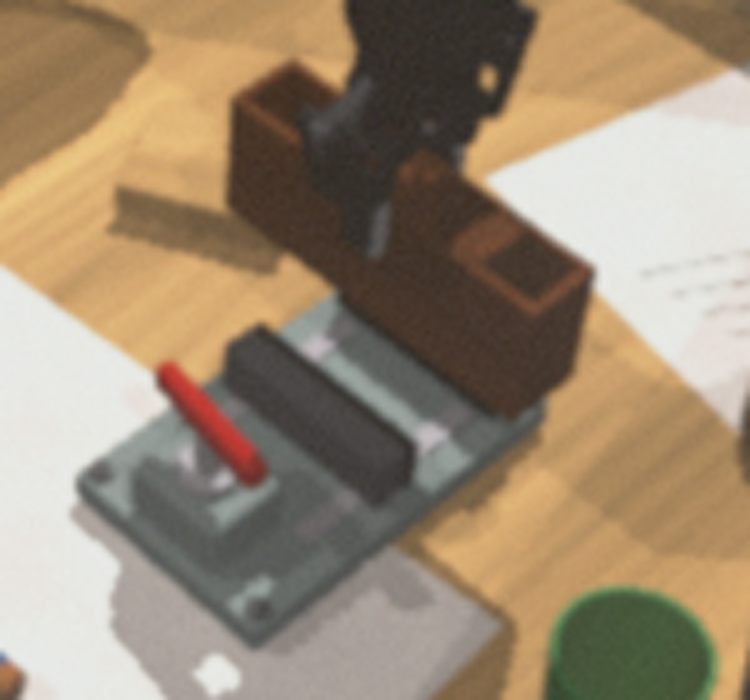

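drive_tool(moves=[[-0.04,0.3,0,0,0,0,-1],[0,0.3,0,0,0,0,-1],[0,0.3,0,0,0,0,-1],[0,0.2,0,0,0,0,-1],[0,0.1,0,0,0,0,-1],[0,0,0,0,0,0,-1],[0,0,0,0,0,0,-1]])

```text
time_s: 8.9
tool_pos: [0.5703, 0.1442, 0.092]
tool_rot: [0.499, 0.502, -0.501, -0.498]
force: [0.9, 0.1, -4.1]
finger_gap: 0.0434
```

```bash
python3 - <<'E'
from h import *
st()
p=cams.capture("wrist"); save(p,"h_w")
p=cams.capture("scene"); save(p,"h_s",(310,140,460,280),5)
E
```

```text
t 8.9 pos [0.5703 0.1442 0.092 ] q [ 0.228  0.473  1.743  0.     0.924 -1.349] F [ 0.9  0.1 -4.1] M [-0.04  0.04  0.02] gap 0.0434
x [-0.006  1.     0.   ] y [ 0.001  0.    -1.   ] z [-1.    -0.006 -0.001]
```

View pics/h_w.png

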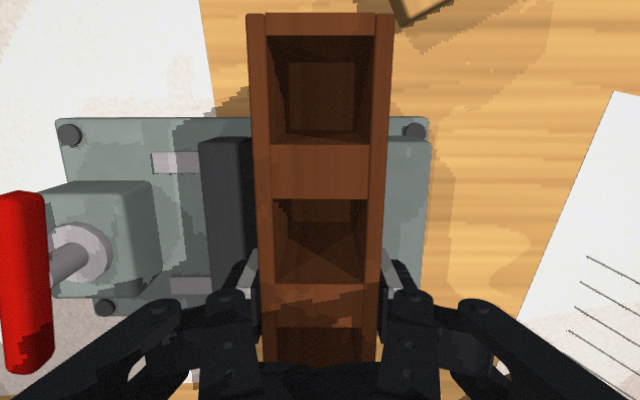

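View pics/h_s.png

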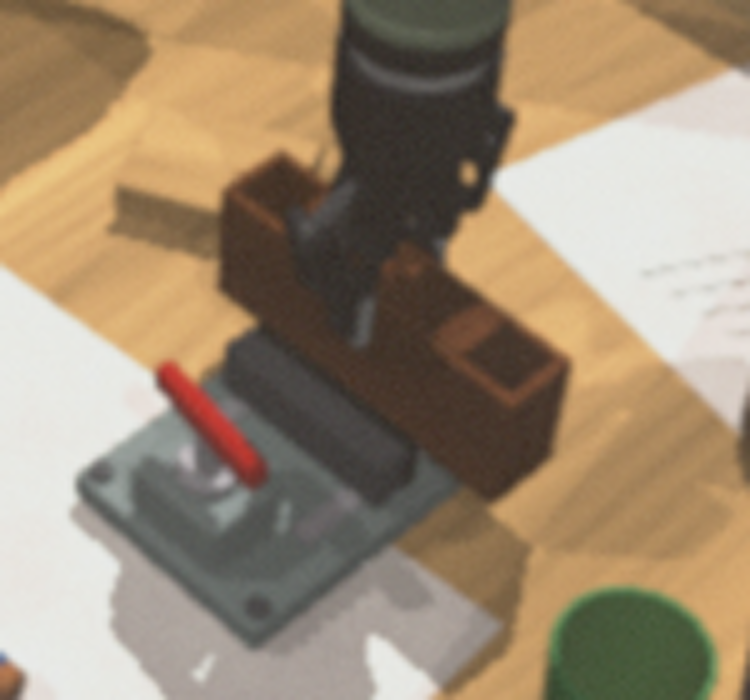

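drive_tool(moves=[[0,0.08,0,0,0,0,-1],[0,0.08,0,0,0,0,-1],[0,0.06,0,0,0,0,-1],[0,0.04,0,0,0,0,-1],[0,0,0,0,0,0,-1],[0,0,0,0,0,0,-1]])

```text
time_s: 9.6
tool_pos: [0.5698, 0.1441, 0.0782]
tool_rot: [0.499, 0.502, -0.501, -0.499]
force: [-0.8, -0.1, -3.8]
finger_gap: 0.0437
```

drive_tool(moves=[[0,0.03,0,0,0,0,-1],[0,0,0,0,0,0,-1],[0,0.02,0,0,0,0,-1],[0,0,0,0,0,0,-1]])

```text
time_s: 10.0
tool_pos: [0.5699, 0.1442, 0.0779]
tool_rot: [0.499, 0.502, -0.501, -0.498]
force: [-5.7, -0.8, 9.9]
finger_gap: 0.0434
```

drive_tool(moves=[[0,-0.02,0,0,0,0,0.6],[0,0,0,0,0,0,0.6],[0,0,0,0,0,0,0.6],[0,-0.2,0,0,0,0,0.6],[0,-0.5,0,0,0,0,0.6],[0,-0.7,0,0,0,0,0.6],[0,-0.7,0,0,0,0,0.6],[0,-0.6,0,0,0,0,0.6],[0,-0.3,0,0,0,0,0.6],[0,0,0,0,0,0,0.6]])

```text
time_s: 11.0
tool_pos: [0.5712, 0.1444, 0.2302]
tool_rot: [0.5, 0.503, -0.499, -0.497]
force: [0.1, -0.4, -0.4]
finger_gap: 0.0682
```

```bash
python3 - <<'E'
from h import *
st()
p=cams.capture("wrist");p=cams.capture("wrist");st(); save(p,"i_w"); np.savez("i.npz",**{k:p[k] for k in ["image","intrinsics","distortion","world_to_cam"]})
E
```

```text
t 11.0 pos [0.5712 0.1444 0.2302] q [ 0.228  0.348  1.561  0.     1.226 -1.349] F [ 0.1 -0.4 -0.4] M [-0.02 -0.   -0.  ] gap 0.0682
x [-0.006  1.     0.002] y [ 0.007  0.002 -1.   ] z [-1.    -0.006 -0.007]
t 11.1 pos [0.5695 0.144  0.2266] q [ 0.228  0.351  1.565  0.     1.225 -1.349] F [ 0.2 -0.5 -0.1] M [ 0.01  0.05 -0.01] gap 0.0685
x [-0.006  1.     0.   ] y [-0.  0. -1.] z [-1.    -0.006  0.   ]
```

View pics/i_w.png

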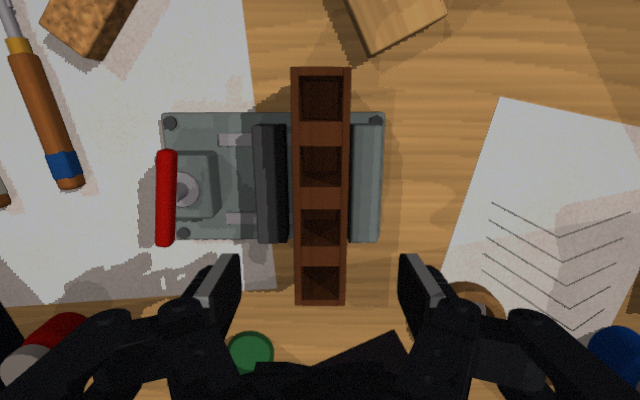

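```bash
python3 - <<'E'
from h import *
d=np.load("i.npz"); p={k:d[k] for k in d}
save(p,"i_w2",(145,55,400,315),3)
E
```

```text
(no output)
```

View pics/i_w2.png

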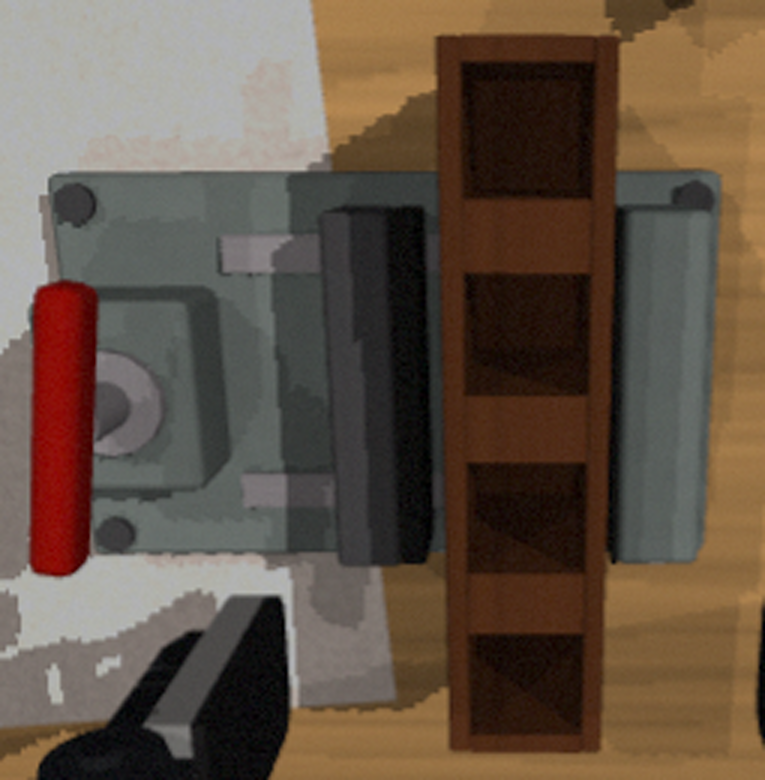

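```bash
python3 - <<'E'
from h import *
d=np.load("i.npz"); p={k:d[k] for k in d}
c=lambda L:np.array(L)/3+[145,55]-.33
X,m,l,a=fitrect(p,c([[437,37],[618,37],[601,751],[451,751]]),.095); print("rack",X,m,l,a-np.pi)
print("mov",onz(p,c([[322,213],[388,210],[402,563],[340,565]]),.055))
print("fixed",onz(p,c([[619,210],[714,207],[702,560],[618,562]]),.055))
B=onz(p,c([[65,285],[60,573]]),.100); print("bar",B,B.mean(0))
print("bar axis ends corners",onz(p,c([[34,290],[97,288],[90,565],[31,570]]),.100))
E
```

```text
rack [[0.47405391 0.12240718 0.095     ]
 [0.47379379 0.16515795 0.095     ]
 [0.66581067 0.16636132 0.095     ]
 [0.66605263 0.12313047 0.095     ]] [0.56992775 0.14426423 0.095     ] 0.19201021664902407 -6.278168209633046
mov [[0.51715501 0.08567595 0.055     ]
 [0.51619413 0.10451801 0.055     ]
 [0.62449103 0.10560888 0.055     ]
 [0.62527308 0.0860966  0.055     ]]
fixed [[0.51579322 0.17037607 0.055     ]
 [0.51481428 0.19740648 0.055     ]
 [0.62292936 0.199894   0.055     ]
 [0.62376485 0.17352697 0.055     ]]
bar [[0.53231528 0.02999051 0.1       ]
 [0.60910792 0.0196373  0.1       ]] [0.5707116  0.02481391 0.1       ]
bar axis ends corners [[0.53360214 0.0222143  0.1       ]
 [0.53299651 0.03778118 0.1       ]
 [0.60676475 0.02788579 0.1       ]
 [0.60827735 0.0120233  0.1       ]]
```

```bash
python3 - <<'E'
from h import *
plan([.5705,.0228,.092],Rt(np.deg2rad(82.8)))
E
```

```text
TURN total frac [-0.     0.126  0.   ] rows>= 1.0
shift total frac: old axes [-2.424  2.693 -0.007]  new axes [-2.402  2.693 -0.324] norm 3.62
```

drive_tool(moves=[[0,0,0,0,0.126,0,0.4],[-0.6,0,-0.08,0,0,0,0.4],[-0.6,0,-0.08,0,0,0,0.4],[-0.6,0,-0.08,0,0,0,0.4],[-0.6,0.3,-0.08,0,0,0,0.4],[0,0.3,0,0,0,0,0.4],[0,0.5,0,0,0,0,0.4],[0,0,0,0,0,0,0.4],[0,0,0,0,0,0,0.4]])

```text
time_s: 12.0
tool_pos: [0.57, 0.023, 0.1708]
tool_rot: [-0.53, -0.467, 0.468, 0.531]
force: [1.1, -0.4, 0.5]
finger_gap: 0.06
```

```bash
python3 - <<'E'
from h import *
st()
p=cams.capture("wrist"); save(p,"j_w")
plan([.5705,.0228,.092],Rt(np.deg2rad(82.8)))
E
```

```text
t 12.0 pos [0.57   0.023  0.1708] q [ 0.02   0.37   1.686  0.     1.088 -1.425] F [ 1.1 -0.4  0.5] M [-0.04 -0.01  0.04] gap 0.06
x [ 0.126  0.992 -0.   ] y [-0.003  0.    -1.   ] z [-0.992  0.126  0.003]
TURN total frac [-0. -0.  0.] rows>= 1.0
shift total frac: old axes [-8.000e-03  1.596e+00  1.000e-03]  new axes [-0.008  1.596  0.002] norm 1.6
```

View pics/j_w.png

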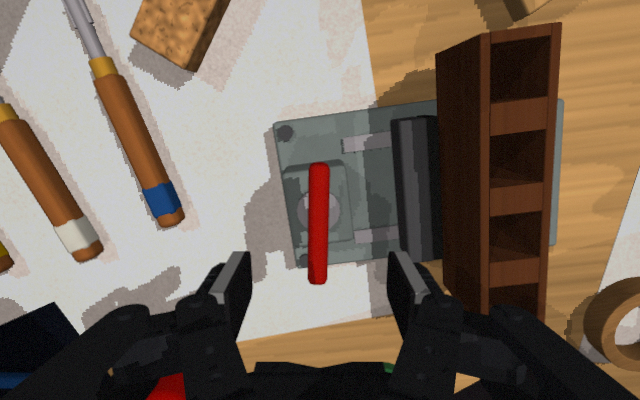

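drive_tool(moves=[[0,0.4,0,0,0,0,0.4],[0,0.4,0,0,0,0,0.4],[0,0.4,0,0,0,0,0.4],[0,0.3,0,0,0,0,0.4],[0,0.1,0,0,0,0,0.4],[0,0,0,0,0,0,0.4],[0,0,0,0,0,0,-1],[0,0,0,0,0,0,-1],[0,0,0,0,0,0,-1],[0,0,0,0,0,0,-1]], newtons=100)

```text
time_s: 13.05
tool_pos: [0.5709, 0.0222, 0.0929]
tool_rot: [0.531, 0.468, -0.467, -0.53]
force: [0.3, -3.8, 5.1]
finger_gap: 0.0107
```

drive_tool(moves=[[0,0,0,0,0,0,-1],[0,0,0,0,0,0,-1],[0,0,0,0,0,0,-1],[0,0,0,0,0,0,-1]])

```text
time_s: 13.45
tool_pos: [0.5709, 0.0222, 0.0929]
tool_rot: [0.531, 0.468, -0.467, -0.53]
force: [-0.1, -3.9, 6.0]
finger_gap: 0.0109
```

```bash
python3 - <<'E'
from h import *
st()
E
```

```text
t 13.45 pos [0.5709 0.0222 0.0929] q [ 1.900e-02  4.500e-01  1.783e+00 -1.000e-03  9.080e-01 -1.424e+00] F [-0.1 -3.9  6. ] M [-0.61  0.23 -0.2 ] gap 0.0109
x [ 0.126  0.992 -0.001] y [ 0.001 -0.001 -1.   ] z [-0.992  0.126 -0.002]
```

drive_tool(moves=[[0,0,0,0,0.05,0,-1],[0,0,0,0,0.1,0,-1],[0,0,0,0,0.1,0,-1],[0,0,0,0,0.1,0,-1],[0,0,0,0,0.1,0,-1],[0,0,0,0,0.1,0,-1],[0,0,0,0,0.1,0,-1],[0,0,0,0,0.1,0,-1]])

```text
time_s: 14.25
tool_pos: [0.5717, 0.0236, 0.0929]
tool_rot: [0.67, 0.229, -0.227, -0.669]
force: [1.4, 1.8, 2.9]
finger_gap: 0.0109
```

```bash
python3 - <<'E'
from h import *
st()
p=cams.capture("wrist"); save(p,"k_w")
E
```

```text
t 14.25 pos [0.5717 0.0236 0.0929] q [ 2.100e-02  4.500e-01  1.782e+00  1.000e-03  9.060e-01 -6.360e-01] F [1.4 1.8 2.9] M [ 0.19 -0.1   0.33] gap 0.0109
x [0.792 0.61  0.003] y [ 0.003  0.001 -1.   ] z [-0.61   0.792 -0.001]
```

View pics/k_w.png

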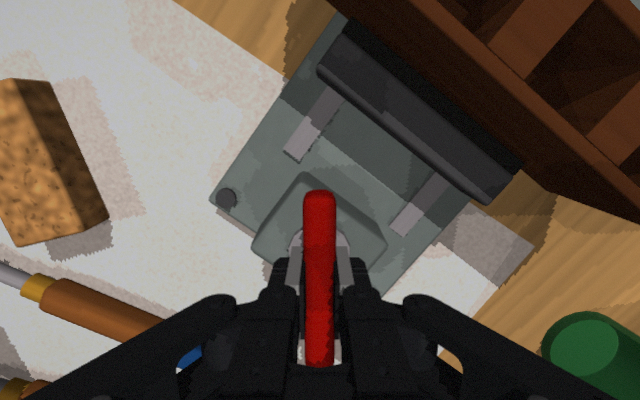

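drive_tool(moves=[[0,0,0,0,0.1,0,-1],[0,0,0,0,0.1,0,-1],[0,0,0,0,0.1,0,-1],[0,0,0,0,0.1,0,-1],[0,0,0,0,0.1,0,-1],[0,0,0,0,0.1,0,-1],[0,0,0,0,0.1,0,-1],[0,0,0,0,0.1,0,-1]])

```text
time_s: 15.1
tool_pos: [0.5734, 0.024, 0.093]
tool_rot: [-0.703, 0.061, -0.066, 0.705]
force: [4.7, 1.9, 0.9]
finger_gap: 0.0109
```

```bash
python3 - <<'E'
from h import *
st()
p=cams.capture("wrist"); save(p,"l_w")
p=cams.capture("scene"); save(p,"l_s",(300,130,460,290),4)
E
```

```text
t 15.1 pos [0.5734 0.024  0.093 ] q [0.021 0.451 1.781 0.002 0.903 0.2  ] F [4.7 1.9 0.9] M [ 0.42 -0.64  0.37] gap 0.0109
x [ 0.984 -0.179  0.007] y [ 0.007  0.002 -1.   ] z [0.179 0.984 0.003]
```

View pics/l_w.png

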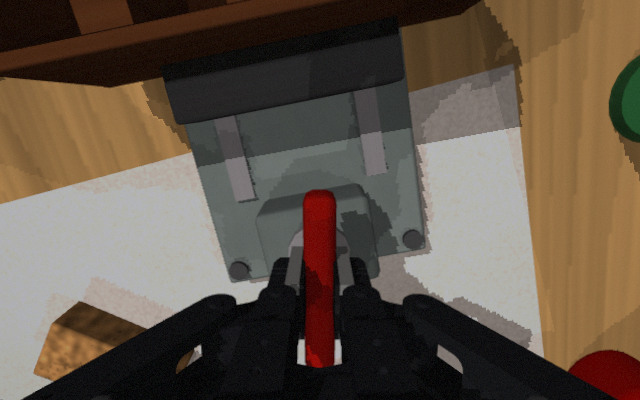

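View pics/l_s.png

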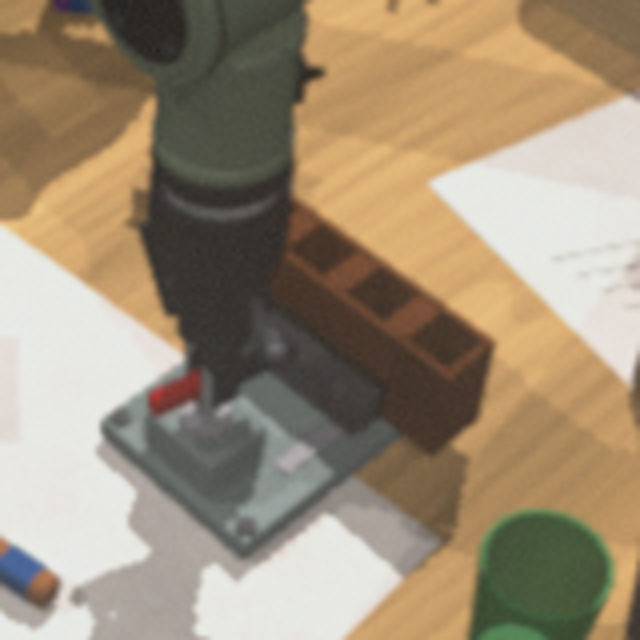

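drive_tool(moves=[[0,0,0,0,0.08,0,-1],[0,0,0,0,0.08,0,-1],[0,0,0,0,0.08,0,-1],[0,0,0,0,0.08,0,-1],[0,0,0,0,0,0,-1]])

```text
time_s: 15.7
tool_pos: [0.574, 0.0238, 0.093]
tool_rot: [-0.683, 0.177, -0.182, 0.685]
force: [6.2, 1.7, 0.4]
finger_gap: 0.0108
```

```bash
python3 - <<'E'
from h import *
st()
E
```

```text
t 15.7 pos [0.574  0.0238 0.093 ] q [2.10e-02 4.51e-01 1.78e+00 1.00e-03 9.02e-01 5.33e-01] F [6.2 1.7 0.4] M [ 0.3  -0.76 -0.08] gap 0.0108
x [ 0.871 -0.491  0.007] y [ 0.008  0.001 -1.   ] z [0.491 0.871 0.005]
```

drive_tool(moves=[[0,0,0,0,0.08,0,-1],[0,0,0,0,0.08,0,-1],[0,0,0,0,0.08,0,-1],[0,0,0,0,0,0,-1]])

```text
time_s: 16.1
tool_pos: [0.5744, 0.0234, 0.093]
tool_rot: [-0.655, 0.261, -0.267, 0.658]
force: [7.7, 2.0, -0.0]
finger_gap: 0.0105
```

```bash
python3 - <<'E'
from h import *
st()
p=cams.capture("wrist"); save(p,"m_w")
E
```

```text
t 16.1 pos [0.5744 0.0234 0.093 ] q [2.00e-02 4.51e-01 1.78e+00 1.00e-03 9.01e-01 7.84e-01] F [ 7.7  2.  -0. ] M [ 0.11 -0.9  -0.07] gap 0.0105
x [ 0.722 -0.692  0.006] y [ 0.009  0.001 -1.   ] z [0.692 0.722 0.007]
```

View pics/m_w.png

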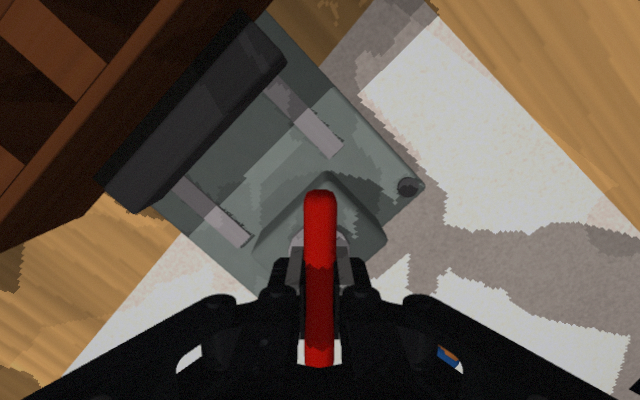

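drive_tool(moves=[[0.03,0,0.03,0,0.06,0,-1],[0.02,0,0.02,0,0.06,0,-1],[0,0,0,0,0.06,0,-1],[0,0,0,0,0.06,0,-1]])

```text
time_s: 16.55
tool_pos: [0.5749, 0.0231, 0.0929]
tool_rot: [-0.617, 0.343, -0.345, 0.618]
force: [0.5, 0.2, 5.6]
finger_gap: 0.0104
```

```bash
python3 - <<'E'
from h import *
st()
E
```

```text
t 16.55 pos [0.5749 0.0231 0.0929] q [ 0.02   0.455  1.774 -0.     0.911  1.036] F [0.5 0.2 5.6] M [-0.08  0.12  0.34] gap 0.0104
x [ 0.527 -0.85   0.001] y [ 0.002 -0.    -1.   ] z [0.85  0.527 0.002]
```

drive_tool(moves=[[0,0,0,0,0.06,0,-1],[0,0,0,0,0.06,0,-1]])

```text
time_s: 16.75
tool_pos: [0.5751, 0.0228, 0.093]
tool_rot: [-0.595, 0.381, -0.383, 0.595]
force: [0.4, -0.4, 4.5]
finger_gap: 0.0108
```

```bash
python3 - <<'E'
from h import *
st()
p=cams.capture("wrist"); save(p,"n_w")
E
```

```text
t 16.75 pos [0.5751 0.0228 0.093 ] q [ 2.000e-02  4.550e-01  1.774e+00 -1.000e-03  9.110e-01  1.162e+00] F [ 0.4 -0.4  4.5] M [-0.2  -0.    0.43] gap 0.0108
x [ 0.417 -0.909  0.002] y [ 0.003 -0.001 -1.   ] z [0.909 0.417 0.002]
```

View pics/n_w.png

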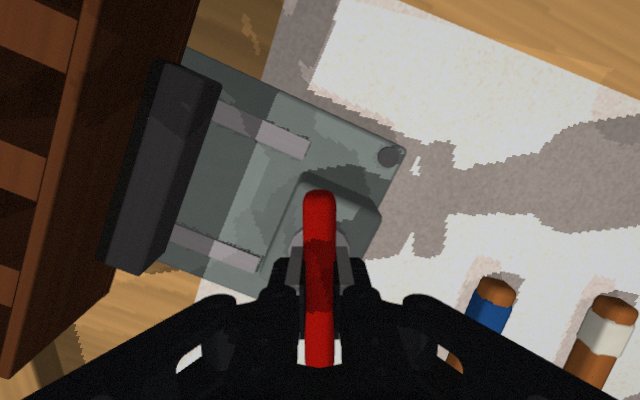

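drive_tool(moves=[[0,0,0,0,0.06,0,-1],[0,0,0,0,0.06,0,-1],[0,0,0,0,0.06,0,-1]])

```text
time_s: 17.1
tool_pos: [0.5752, 0.0224, 0.0929]
tool_rot: [-0.556, 0.435, -0.437, 0.557]
force: [0.3, -2.5, 5.7]
finger_gap: 0.0108
```

```bash
python3 - <<'E'
from h import *
st()
E
```

```text
t 17.1 pos [0.5752 0.0224 0.0929] q [ 0.02   0.455  1.774 -0.002  0.91   1.35 ] F [ 0.3 -2.5  5.7] M [-0.42  0.05  0.37] gap 0.0108
x [ 0.239 -0.971  0.002] y [ 0.003 -0.001 -1.   ] z [0.971 0.239 0.003]
```

drive_tool(moves=[[0,0,0,0,0.06,0,-1],[0,0,0,0,0.06,0,-1]])

```text
time_s: 17.3
tool_pos: [0.5752, 0.0222, 0.0929]
tool_rot: [-0.528, 0.469, -0.471, 0.528]
force: [1.1, -3.4, 4.5]
finger_gap: 0.0113
```

```bash
python3 - <<'E'
from h import *
st()
E
```

```text
t 17.3 pos [0.5752 0.0222 0.0929] q [ 0.02   0.455  1.774 -0.002  0.91   1.476] F [ 1.1 -3.4  4.5] M [-0.47 -0.02  0.47] gap 0.0113
x [ 0.116 -0.993  0.002] y [ 0.003 -0.002 -1.   ] z [0.993 0.116 0.003]
```

drive_tool(moves=[[0,0,0,0,0.06,0,-1],[0,0,0,0,0.06,0,-1]])

```text
time_s: 17.5
tool_pos: [0.5752, 0.0219, 0.0929]
tool_rot: [0.497, -0.501, 0.504, -0.498]
force: [1.3, -4.6, 5.4]
finger_gap: 0.011
```

```bash
python3 - <<'E'
from h import *
st()
p=cams.capture("wrist"); save(p,"o_w")
p=cams.capture("scene"); save(p,"o_s",(300,130,460,290),4)
E
```

```text
t 17.5 pos [0.5752 0.0219 0.0929] q [ 0.019  0.455  1.773 -0.003  0.91   1.601] F [ 1.3 -4.6  5.4] M [-0.63 -0.01  0.47] gap 0.011
x [-0.009 -1.     0.002] y [ 0.003 -0.002 -1.   ] z [ 1.    -0.009  0.003]
```

View pics/o_s.png

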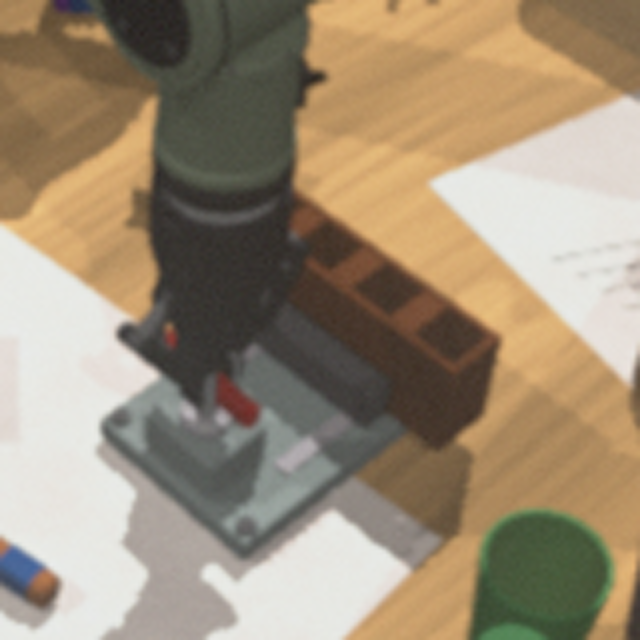

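View pics/o_w.png

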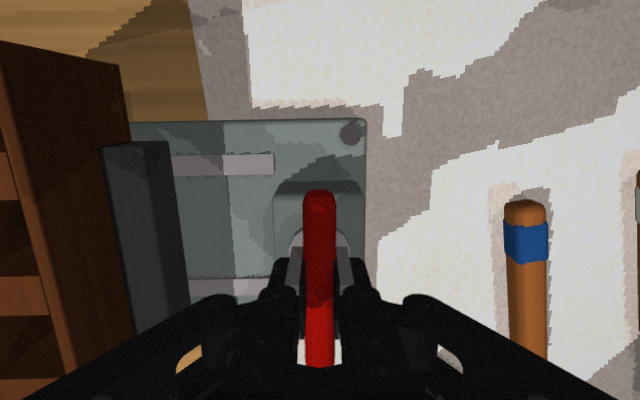

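drive_tool(moves=[[0,0,0,0,0,0,0.2],[0,0,0,0,0,0,0.2],[0,0,0,0,0,0,0.2],[0,0,0,0,0,0,0.2],[0,-0.4,0,0,0,0,0.2],[0,-0.6,0,0,0,0,0.4],[0,-0.6,0,0,0,0,0.4],[0,-0.6,0,0,0,0,0.4],[0,-0.5,0,0,0,0,0.4],[0,-0.2,0,0,0,0,0.4]])

```text
time_s: 18.6
tool_pos: [0.575, 0.0232, 0.2395]
tool_rot: [0.496, -0.502, 0.504, -0.499]
force: [0.5, -0.1, -0.3]
finger_gap: 0.06
```

drive_tool(moves=[[-0.6,0,0,0,0,0,1],[-0.6,0,0,0,0,0,1],[-0.6,0,0,0,0,0,1],[-0.1,0,0,0,0,0,1],[0,0,0,0,0,0,1],[0,0,0,0,0,0,1]])

```text
time_s: 19.2
tool_pos: [0.5748, 0.1173, 0.2362]
tool_rot: [-0.498, 0.503, -0.503, 0.497]
force: [-0.2, -0.2, 0.8]
finger_gap: 0.0851
```

```bash
python3 - <<'E'
from h import *
st()
p=cams.capture("wrist"); save(p,"p_w"); np.savez("p.npz",**{k:p[k] for k in ["image","intrinsics","distortion","world_to_cam"]})
E
```

```text
t 19.2 pos [0.5748 0.1173 0.2362] q [ 1.820e-01  3.440e-01  1.551e+00 -1.000e-03  1.247e+00  1.764e+00] F [-0.2 -0.2  0.8] M [-0.03 -0.03 -0.01] gap 0.0851
x [-0.011 -1.     0.001] y [-0.001 -0.001 -1.   ] z [ 1.    -0.011 -0.001]
```

View pics/p_w.png

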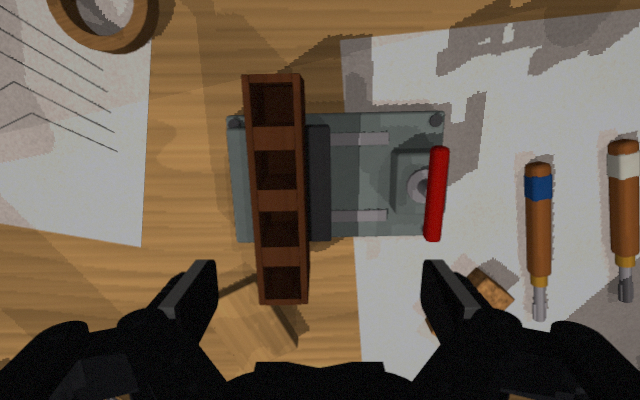

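```bash
python3 - <<'E'
from h import *
d=np.load("p.npz"); p={k:d[k] for k in d}
save(p,"p_w2",(220,60,460,315),3)
E
```

```text
(no output)
```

View pics/p_w2.png

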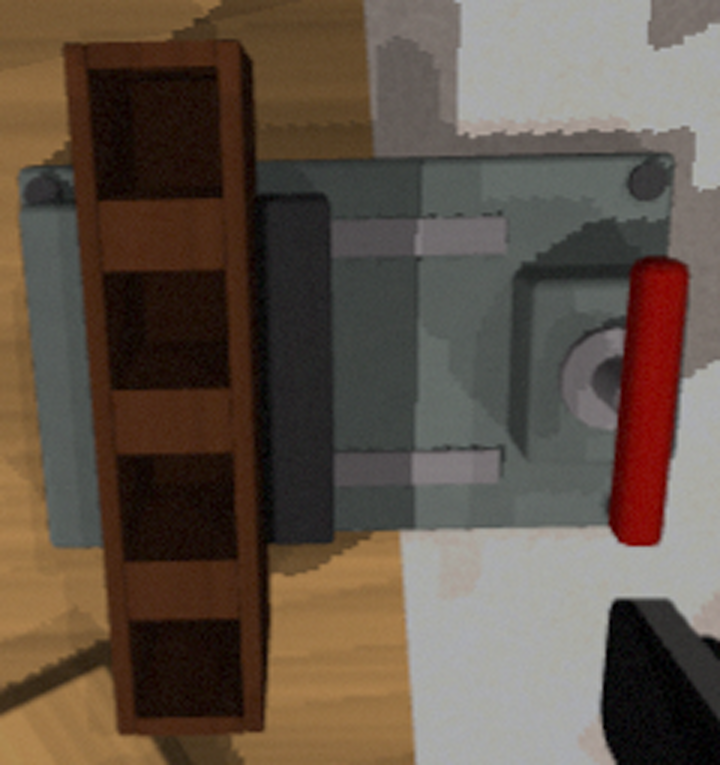

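```bash
python3 - <<'E'
from h import *
d=np.load("p.npz"); p={k:d[k] for k in d}
c=lambda L:np.array(L)/3+[220,60]-.33
X,m,l,a=fitrect(p,c([[65,44],[242,42],[264,731],[118,733]]),.095); print("rack",X,m,l,a)
print("mov",onz(p,c([[258,200],[329,198],[333,543],[271,543]]),.055))
print("fixed far edge",onz(p,c([[22,208],[52,546]]),.055))
B=onz(p,c([[658,260],[637,543]]),.1); print("bar",B, np.arctan2(*(B[0]-B[1])[:2][::-1]), B.mean(0))
E
```

```text
rack [[0.66641841 0.17223218 0.095     ]
 [0.66645398 0.12888662 0.095     ]
 [0.47459001 0.12733439 0.095     ]
 [0.47443282 0.17069268 0.095     ]] [0.5704738  0.14978647 0.095     ] 0.19193101147109987 0.008054365595092422
mov [[0.62627292 0.12730787 0.055     ]
 [0.62662034 0.10648261 0.055     ]
 [0.51789808 0.10544806 0.055     ]
 [0.51811966 0.1254529  0.055     ]]
fixed far edge [[0.62468389 0.19665728 0.055     ]
 [0.51788411 0.19613443 0.055     ]]
bar [[0.61288423 0.02414693 0.1       ]
 [0.53547961 0.02320934 0.1       ]] 0.012112282885080098 [0.57418192 0.02367813 0.1       ]
```

```bash
cat > fk.py <<'E'
import numpy as np
D=[([1.233,.3203,1.5657,0,1.2574,-.02],[.17950,.54578,.24447]),
([.628,.475,1.421,0,1.245,-.887],[.5255,.3957,.205]),
([.632,.473,1.423,0,1.245,-.884],[.5228,.3975,.2059]),
([.629,.603,1.596,.001,.939,-.886],[.5261,.3975,.058]),
([.515,.410,1.593,0,1.139,-1.001],[.5203,.3075,.1811]),
([.233,.413,1.672,0,1.058,-1.345],[.5695,.1471,.1514]),
([.228,.473,1.743,0,.924,-1.349],[.5703,.1442,.092]),
([.228,.351,1.565,0,1.225,-1.349],[.5695,.144,.2266]),
([.02,.37,1.686,0,1.088,-1.425],[.57,.023,.1708]),
([.019,.450,1.783,0,.908,-1.424],[.5709,.0222,.0929]),
([.182,.344,1.551,0,1.247,1.764],[.5748,.1173,.2362])]
if __name__=="__main__":
    A=[];b=[]
    for q,p in D:
        q2,q23=q[1],q[1]+q[2]; c,s=np.cos(q[0]),np.sin(q[0])
        r=p[0]*c+p[1]*s; lat=-p[0]*s+p[1]*c
        f=q[1]+q[2]+q[4]
        A.append([1,0,np.sin(q2),np.sin(q23),np.cos(q23)]);b.append(r)
        A.append([0,1,np.cos(q2),np.cos(q23),-np.sin(q23)]);b.append(p[2]); print(round(lat,4),round(f,3))
    s=np.linalg.lstsq(np.array(A),np.array(b),rcond=None); print(s[0],s[3]); print(np.round(np.array(A)@s[0]-b,4))
E
python3 fk.py
```

```text
0.0115 3.143
0.0115 3.141
0.0119 3.141
0.0119 3.138
0.0113 3.142
0.0116 3.143
0.0116 3.14
0.0115 3.141
0.0116 3.144
0.0113 3.141
0.0113 3.142
[-1.59468263e-04 -1.68696074e-01  5.95653338e-01  4.15211411e-01
  2.47269675e-02] [5.73305958 4.67995771 0.32194971 0.31304283 0.16845252]
[ 0.     -0.      0.0001 -0.0001  0.0001 -0.0004 -0.0002 -0.0001 -0.0003
  0.0001  0.0002 -0.0003 -0.0001  0.0001 -0.0003  0.0003  0.0006  0.0003
 -0.     -0.     -0.0001  0.0002]
```

drive_tool(moves=[[0,0,0,0,0,0.14,1],[0,0,0,0,0,0.14,1],[0,0,0,0,0,0.14,1],[0,0,0,0,0,0.14,1],[0,0,0,0,0,0,1],[0,0,0,0,0,0,1]])

```text
time_s: 19.85
tool_pos: [0.5752, 0.1165, 0.2365]
tool_rot: [-0.331, 0.625, -0.339, 0.62]
force: [0.6, -0.1, 0.1]
finger_gap: 0.0856
```

```bash
cat > kin.py <<'E'
import numpy as np
from scipy.spatial.transform import Rotation as R
from scipy.optimize import least_squares
P=dict(a1=0.,zs=-0.1687,L2=.5957,A=.4152,B=.0247,T=.33,lat=.0115)
S4=1
LO=np.array([-3.11,-.84,.21,-1.34,.05,-2.56]);HI=np.array([3.11,2.01,2.61,4.49,2.63,2.56])
def fk(q,P=P,s4=None):
    s4=S4 if s4 is None else s4
    r=np.array([np.cos(q[0]),np.sin(q[0]),0]); l=np.array([-r[1],r[0],0]); z=np.array([0,0,1.])
    q23=q[1]+q[2]
    f=np.sin(q23)*r+np.cos(q23)*z; g=np.cos(q23)*r-np.sin(q23)*z
    w=r*P["a1"]+z*(P["zs"]+P["T"])+P["L2"]*(np.sin(q[1])*r+np.cos(q[1])*z)+P["A"]*f+P["B"]*g+P["lat"]*l
    R4=R.from_rotvec(f*q[3]*s4)
    g4=R4.apply(g); l4=R4.apply(l)
    t=np.cos(q[4])*f+np.sin(q[4])*g4
    x=-( -np.sin(q[4])*f+np.cos(q[4])*g4)
    # q4=q6=0: x=-cosphi r+sinphi z ; g' (perp in-plane)=cosphi r - sinphi z
    x=R.from_rotvec(t*q[5]).apply(x)
    return w+P["T"]*t, np.c_[x,t,np.cross(x,t)]
def ik(pos,Rm,q0,n=1):
    def e(q):
        p,r=fk(q); return np.r_[(p-pos)*10,R.from_matrix(r.T@Rm).as_rotvec()*2]
    s=least_squares(e,np.clip(q0,LO+.001,HI-.001),bounds=(LO,HI)); return s.x,np.linalg.norm(s.fun)
E
python3 - <<'E'
from h import *; import kin
o=st()
from scipy.optimize import least_squares
for s4 in (1,-1):
  for T in [.2,.25,.3,.35,.4]:
    P=dict(kin.P,T=T); p,r=kin.fk(o["qpos"],P,s4); print(s4,T,np.round(p-o["tool_pos"],4),np.round(r[:,1],3),np.round(r[:,0],3))
E
```

```text
t 19.85 pos [0.5752 0.1165 0.2365] q [-0.109  0.363  1.655  0.616  1.253  1.238] F [ 0.6 -0.1  0.1] M [-0.26  0.01 -0.02] gap 0.0856
x [-0.012 -0.834 -0.552] y [ 0.007  0.552 -0.834] z [ 1.    -0.014 -0.001]
1 0.2 [-0.0007 -0.0575 -0.0171] [ 0.007  0.552 -0.834] [-0.012 -0.834 -0.552]
1 0.25 [-0.0004 -0.0299 -0.0088] [ 0.007  0.552 -0.834] [-0.012 -0.834 -0.552]
1 0.3 [-0.     -0.0024 -0.0005] [ 0.007  0.552 -0.834] [-0.012 -0.834 -0.552]
1 0.35 [0.0003 0.0252 0.0078] [ 0.007  0.552 -0.834] [-0.012 -0.834 -0.552]
1 0.4 [0.0006 0.0528 0.0161] [ 0.007  0.552 -0.834] [-0.012 -0.834 -0.552]
-1 0.2 [-0.0247 -0.2758 -0.0171] [-0.113 -0.54  -0.834] [ 0.471 -0.768  0.433]
-1 0.25 [-0.0303 -0.3028 -0.0088] [-0.113 -0.54  -0.834] [ 0.471 -0.768  0.433]
-1 0.3 [-0.036  -0.3298 -0.0005] [-0.113 -0.54  -0.834] [ 0.471 -0.768  0.433]
-1 0.35 [-0.0416 -0.3568  0.0078] [-0.113 -0.54  -0.834] [ 0.471 -0.768  0.433]
-1 0.4 [-0.0473 -0.3838  0.0161] [-0.113 -0.54  -0.834] [ 0.471 -0.768  0.433]
```

```bash
sed -i 's/T=.33/T=.304/' kin.py; cat > pl.py <<'E'
from h import *
import kin
PHI=np.deg2rad(20)
def pickR(ang,s):  # ang: butt direction angle
    b=np.array([np.cos(ang),np.sin(ang),0]); t=np.sin(PHI)*b-np.cos(PHI)*np.array([0,0,1.])
    x=s*np.cross(b,t); x/=np.linalg.norm(x); return np.c_[x,t,np.cross(x,t)]
def placeR(s,side=1,yaw=0.006): # tool azimuth +y*side
    a=np.pi/2*side+yaw; h=np.array([np.cos(a),np.sin(a),0]); b=np.array([0,0,-1.]); t=np.cos(PHI)*h-np.sin(PHI)*np.array([0,0,1.])
    x=s*np.cross(b,t); x/=np.linalg.norm(x); return np.c_[x,t,np.cross(x,t)]
E
python3 - <<'E'
from pl import *
G={"b":([.5838,-.1087],[.3977,-.1386]),"w":([.6042,-.1935],[.4245,-.2329]),"y":([.6086,-.2803],[.4286,-.3236]),"g":([.59,-.4159],[.4108,-.3624])}
rng=np.random.default_rng(0)
def best(pos,Rm,seeds=12):
    res=[]
    for i in range(seeds):
        q0=np.array([np.arctan2(pos[1],pos[0]),.4,1.6,rng.uniform(-1.2,1.2) if i<8 else rng.uniform(1,4.4),1.2,rng.uniform(-2.5,2.5)])
        q,e=kin.ik(pos,Rm,q0)
        if e<1e-3: res.append(np.round(q,2))
    u=[]
    for q in res:
        if not any(np.abs(q-v).max()<.05 for v in u): u.append(q)
    return u
for s in (1,-1):
    print("s",s)
    for k,(bt,tp) in G.items():
        bt,tp=np.array(bt),np.array(tp); bd=(bt-tp)/np.linalg.norm(bt-tp); ang=np.arctan2(bd[1],bd[0]); pos=np.r_[bt-bd*.112,.021]
        print(" pick",k,best(pos,pickR(ang,s)))
    for side in (1,-1):
      for cx in (.645,.495):
        for z in (.138,.235):
          print(" place",side,cx,z,best(np.array([cx,.150-side*.011,z]),placeR(s,side)))
E
```

```text
s 1
 pick b []
 pick w []
 pick y []
 pick g [array([-0.77,  0.51,  1.99,  0.46,  0.36, -2.46])]
 place 1 0.645 0.138 [array([-0.24,  0.75,  1.67,  1.16,  1.47, -0.87])]
 place 1 0.645 0.235 [array([-0.24,  0.63,  1.61,  1.15,  1.54, -0.7 ])]
 place 1 0.495 0.138 [array([-0.31,  0.62,  2.04,  1.13,  1.4 , -1.1 ])]
 place 1 0.495 0.235 [array([-0.31,  0.46,  1.97,  1.11,  1.5 , -0.9 ])]
 place -1 0.645 0.138 [array([ 0.59,  0.89,  1.31, -0.93,  1.79, -2.33])]
 place -1 0.645 0.235 [array([ 0.59,  0.8 ,  1.25, -0.96,  1.88, -2.46])]
 place -1 0.495 0.138 [array([ 0.72,  0.76,  1.66, -0.8 ,  1.72, -2.1 ])]
 place -1 0.495 0.235 [array([ 0.72,  0.64,  1.6 , -0.83,  1.85, -2.24])]
s -1
 pick b [array([-0.4 ,  0.39,  2.27,  0.79,  0.26,  0.26])]
 pick w [array([-0.57,  0.45,  2.13,  0.69,  0.39,  0.17])]
 pick y [array([-0.71,  0.51,  1.99,  0.61,  0.51,  0.1 ])]
 pick g [array([-0.77,  0.51,  1.99,  0.46,  0.36,  0.69])]
 place 1 0.645 0.138 [array([-0.24,  0.75,  1.67,  1.16,  1.47,  2.27])]
 place 1 0.645 0.235 [array([-0.24,  0.63,  1.61,  1.15,  1.54,  2.44])]
 place 1 0.495 0.138 [array([-0.31,  0.62,  2.04,  1.13,  1.4 ,  2.04])]
 place 1 0.495 0.235 [array([-0.31,  0.46,  1.97,  1.11,  1.5 ,  2.24])]
 place -1 0.645 0.138 [array([ 0.59,  0.89,  1.31, -0.93,  1.79,  0.82])]
 place -1 0.645 0.235 [array([ 0.59,  0.8 ,  1.25, -0.96,  1.88,  0.68])]
 place -1 0.495 0.138 [array([ 0.72,  0.76,  1.66, -0.8 ,  1.72,  1.04])]
 place -1 0.495 0.235 [array([ 0.72,  0.64,  1.6 , -0.83,  1.85,  0.9 ])]
```

```bash
cat >> pl.py <<'E'
import os
def sim(q,pose,rows,verbose=True):
    pos,Rm=pose; v=0; lo=9; qs=[q]
    for r in rows:
        r=np.array(r,float); pos=pos+Rm@(r[:3]*.05); Rm=Rm@R.from_rotvec(r[3:6]*np.pi/3).as_matrix()
        q2,e=kin.ik(pos,Rm,q); 
        if e>2e-3: print("IK miss",len(qs),e)
        v=max(v,np.max(np.abs(q2-q)/.1/np.array([2.57,2.57,3.14,3.14,3.14,3.14]))); q=q2; qs.append(q)
        lo=min(lo,np.min(q-kin.LO),np.min(kin.HI-q))
    print("end",np.round(pos,4),"q",np.round(q,2),"maxspeedfrac",round(v,2),"minmargin",round(lo,2)); return q,(pos,Rm)
E
python3 - <<'E'
from pl import *
o=get_obs()
bt,tp=np.array([.5838,-.1087]),np.array([.3977,-.1386]); bd=(bt-tp)/np.linalg.norm(bt-tp); ang=np.arctan2(bd[1],bd[0])
pos=np.r_[bt-bd*.112,.17]; Rp=pickR(ang,-1)
plan(pos,Rp)
r=R.from_quat(o["tool_rot"]).as_matrix()
rows=[[0,0,0,0,0,-.14]]*4
q,ps=sim(o["qpos"],(o["tool_pos"],r),rows)
rv=R.from_matrix(ps[1].T@Rp).as_rotvec()/(np.pi/3); print("then turn",np.round(rv,3),"then shift",np.round(Rp.T@(pos-ps[0])/.05,3))
rows=[np.r_[0,0,0,rv/4]]*4+[np.r_[Rp.T@(pos-ps[0])/.05/8,0,0,0]]*8
sim(q,ps,rows)
E
```

```text
TURN total frac [ 0.276 -0.256 -0.522] rows>= 5.0
shift total frac: old axes [ 4.81  -1.585 -1.972]  new axes [ 4.474  0.296 -3.072] norm 5.44
end [0.5752 0.1165 0.2365] q [ 0.18  0.34  1.55 -0.    1.25  1.77] maxspeedfrac 0.5 minmargin 0.79
then turn [ 0.334 -0.163  0.031] then shift [ 4.474  0.296 -3.072]
end [ 0.4732 -0.1265  0.17  ] q [-0.4   0.14  2.08  0.3   0.65  0.8 ] maxspeedfrac 0.38 minmargin 0.53
```

drive_tool(moves=[[0,0,0,0,0,-0.14,1],[0,0,0,0,0,-0.14,1],[0,0,0,0,0,-0.14,1],[0,0,0,0,0,-0.14,1],[0,0,0,0.112,-0.054,0.01,1],[0,0,0,0.111,-0.054,0.01,1],[0,0,0,0.111,-0.055,0.011,1],[0.5,0,-0.3,0,0,0,1],[0.5,0,-0.3,0,0,0,1],[0.5,0,-0.3,0,0,0,1]])

```text
time_s: 20.85
tool_pos: [0.5454, 0.0379, 0.2227]
tool_rot: [-0.436, 0.37, -0.53, 0.626]
force: [-0.2, 0.3, 0.1]
finger_gap: 0.0853
```

drive_tool(moves=[[0.6,0.05,-0.4,0,0,0,0.2],[0.6,0.05,-0.4,0,0,0,0.2],[0.6,0.05,-0.4,0,0,0,0.2],[0.6,0.05,-0.4,0,0,0,0.2],[0.57,0.1,-0.57,0,0,0,0.2],[0,0,0,0,0,0,0.2],[0,0,0,0,0,0,0.2]])

```text
time_s: 21.55
tool_pos: [0.4745, -0.1249, 0.1705]
tool_rot: [-0.436, 0.371, -0.531, 0.625]
force: [0.8, 0.1, -0.3]
finger_gap: 0.0513
```

```bash
python3 - <<'E'
from pl import *
st()
p=cams.capture("wrist"); save(p,"q_w"); np.savez("q.npz",**{k:p[k] for k in ["image","intrinsics","distortion","world_to_cam"]})
p=cams.capture("top"); save(p,"q_t")
E
```

```text
t 21.55 pos [ 0.4745 -0.1249  0.1705] q [-0.394  0.134  2.082  0.308  0.647  0.794] F [ 0.8  0.1 -0.3] M [-0.05  0.15  0.02] gap 0.0513
x [ 0.161 -0.987 -0.001] y [ 0.34   0.056 -0.939] z [0.926 0.151 0.345]
```

View pics/q_w.png

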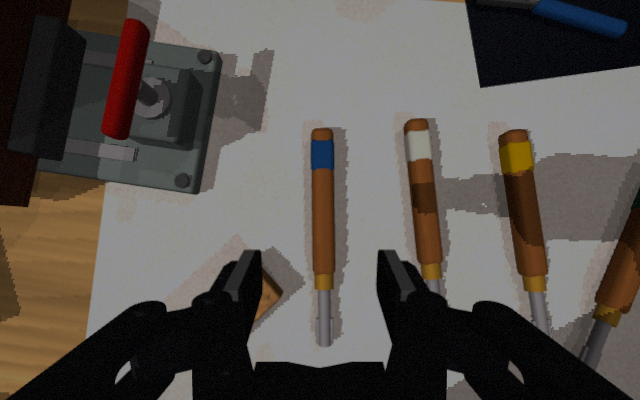

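View pics/q_t.png

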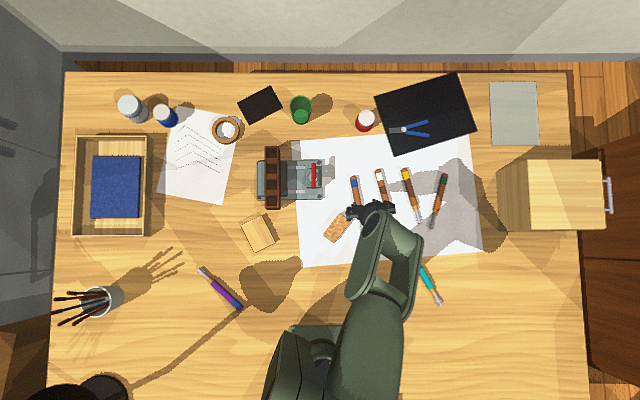

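```bash
python3 - <<'E'
from pl import *
d=np.load("q.npz"); p={k:d[k] for k in d}
print("butt",onz(p,[[322,128],[322,131]],.015),"handle end",onz(p,[[324,289]],.02),"tip",onz(p,[[325,346]],.012))
print("sand pts",onz(p,[[283,288],[262,262]],.028))
p=cams.capture("top")
print("sand top",onz(p,[[339,213.6],[351,221],[333.6,243],[323,235]],.028))
E
```

```text
butt [[ 0.58352175 -0.11051585  0.015     ]
 [ 0.58084249 -0.11095172  0.015     ]] handle end [[ 0.44540394 -0.13465416  0.02      ]] tip [[ 0.39672239 -0.14352578  0.012     ]]
sand pts [[ 0.44212254 -0.10089381  0.028     ]
 [ 0.46020398 -0.08016573  0.028     ]]
sand top [[ 0.45701689 -0.063062    0.028     ]
 [ 0.43286758 -0.10155362  0.028     ]
 [ 0.36257941 -0.04449472  0.028     ]
 [ 0.38837438 -0.01069161  0.028     ]]
```

```bash
python3 - <<'E'
from pl import *
o=get_obs()
plan([.482,-.128,.05],pickR(np.deg2rad(9.8),-1))
plan([.482,-.128,.021],pickR(np.deg2rad(9.8),-1))
r=R.from_quat(o["tool_rot"]).as_matrix(); print("down 10mm",np.round(r.T@[0,0,-.01]/.05,3))
E
```

```text
TURN total frac [-0.004 -0.006  0.002] rows>= 1.0
shift total frac: old axes [ 0.106  2.306 -0.72 ]  new axes [ 0.105  2.309 -0.712] norm 2.42
TURN total frac [-0.004 -0.006  0.002] rows>= 1.0
shift total frac: old axes [ 0.106  2.85  -0.921]  new axes [ 0.105  2.854 -0.911] norm 3.0
down 10mm [ 0.     0.188 -0.069]
```

drive_tool(moves=[[0.05,0.5,-0.16,0,-0.006,0,-0.1],[0.05,0.5,-0.16,0,0,0,-0.1],[0,0.5,-0.16,0,0,0,-0.1],[0,0.5,-0.16,0,0,0,-0.1],[0,0.4,-0.12,0,0,0,-0.1],[0,0.3,-0.1,0,0,0,-0.1],[0,0.15,-0.05,0,0,0,-0.1],[0,0,0,0,0,0,-0.1],[0,0,0,0,0,0,-0.1]], newtons=40)

```text
time_s: 22.6
tool_pos: [0.4819, -0.1281, 0.0205]
tool_rot: [-0.438, 0.369, -0.529, 0.627]
force: [-0.6, 0.9, 0.4]
finger_gap: 0.0384
```

```bash
python3 - <<'E'
from pl import *
st()
p=cams.capture("wrist"); save(p,"r_w")
E
```

```text
t 22.6 pos [ 0.4819 -0.1281  0.0205] q [-0.395  0.4    2.249  0.776  0.266  0.276] F [-0.6  0.9  0.4] M [-0.04  0.14  0.  ] gap 0.0384
x [ 0.169 -0.986  0.001] y [ 0.34   0.058 -0.939] z [0.925 0.159 0.345]
```

View pics/r_w.png

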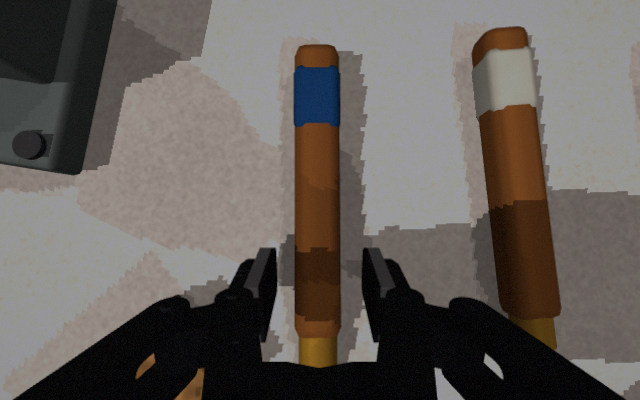

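Both fingers straddle the blue handle, so I will close and lift.

drive_tool(moves=[[0,0,0,0,0,0,-1],[0,0,0,0,0,0,-1],[0,0,0,0,0,0,-1],[0,0,0,0,0,0,-1],[0,0,0,0,0,0,-1]])

```text
time_s: 23.15
tool_pos: [0.4815, -0.1287, 0.021]
tool_rot: [-0.437, 0.369, -0.529, 0.626]
force: [-1.3, 1.0, 6.1]
finger_gap: 0.0189
```

```bash
python3 - <<'E'
from pl import *
o=st()
p=cams.capture("wrist"); save(p,"s_w"); X=onz(p,[[318,46]],.02); print(X)
# plan: lift 230mm straight up (world), then yaw +, then swing
r=R.from_quat(o["tool_rot"]).as_matrix(); pos=o["tool_pos"]; q=o["qpos"]
up=r.T@[0,0,.26]/.05; print("up .26 total",np.round(up,3))
q,ps=sim(q,(pos,r),[np.r_[up/8,0,0,0]]*8)
ang=np.arctan2(r[1,1],r[0,1])   # azimuth of tilt
Ry=pickR(np.pi/2+.006,-1)
rv=R.from_matrix(ps[1].T@Ry).as_rotvec()/(np.pi/3); print("yaw turn total",np.round(rv,3))
tgt=np.array([.645,.161,.28]); 
q,ps=sim(q,ps,[np.r_[0,0,0,rv/11]]*11)
sh=Ry.T@(tgt-ps[0])/.05; print("shift",np.round(sh,3))
q,ps=sim(q,ps,[np.r_[sh/12,0,0,0]]*12)
Rf=placeR(-1,-1)
rv=R.from_matrix(ps[1].T@Rf).as_rotvec()/(np.pi/3); print("swing turn",np.round(rv,3))
q,ps=sim(q,ps,[np.r_[0,0,0,rv/12]]*12)
print(np.round(ps[1],3))
E
```

```text
t 23.15 pos [ 0.4815 -0.1287  0.021 ] q [-0.397  0.398  2.249  0.777  0.266  0.274] F [-1.3  1.   6.1] M [ 0.28 -0.08  0.14] gap 0.0189
x [ 0.167 -0.986  0.001] y [ 0.341  0.057 -0.938] z [0.925 0.157 0.345]
[[ 0.58072136 -0.11233844  0.02      ]]
up .26 total [ 3.000e-03 -4.880e+00  1.796e+00]
end [ 0.4815 -0.1287  0.281 ] q [-0.4   0.04  1.88  0.23  0.94  0.89] maxspeedfrac 0.63 minmargin 0.29
yaw turn total [-0.002 -1.263  0.463]
end [ 0.4815 -0.1287  0.281 ] q [-0.47  0.25  1.62  0.31  1.44 -0.54] maxspeedfrac 0.55 minmargin 0.75
shift [3.304 1.995 5.42 ]
end [0.645 0.161 0.28 ] q [ 0.07  0.43  1.35  0.36  1.35 -0.01] maxspeedfrac 0.2 minmargin 0.99
swing turn [-1.5  0.  -0. ]
end [0.645 0.161 0.28 ] q [ 0.59  0.76  1.21 -0.99  1.92  0.61] maxspeedfrac 0.43 minmargin 0.35
[[ 1.     0.006 -0.002]
 [ 0.006 -0.94   0.342]
 [ 0.    -0.342 -0.94 ]]
```

View pics/s_w.png

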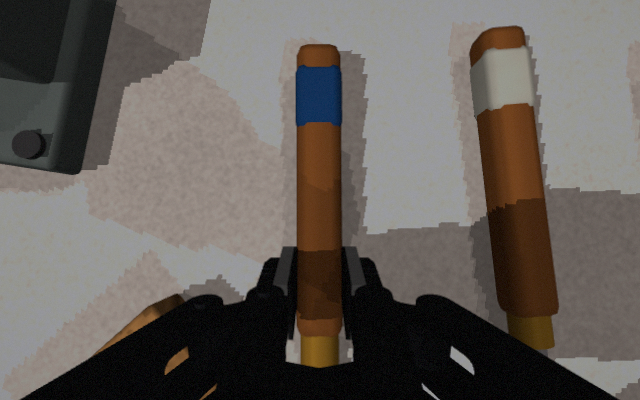

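drive_tool(moves=[[0,-0.3,0.11,0,0,0,-1],[0,-0.6,0.22,0,0,0,-1],[0,-0.6,0.22,0,0,0,-1],[0,-0.6,0.22,0,0,0,-1],[0,-0.6,0.22,0,0,0,-1],[0,-0.6,0.22,0,0,0,-1],[0,-0.6,0.22,0,0,0,-1],[0,-0.6,0.22,0,0,0,-1],[0,-0.4,0.15,0,0,0,-1],[0,0,0,0,0,0,-1]])

```text
time_s: 24.2
tool_pos: [0.4825, -0.1294, 0.2845]
tool_rot: [-0.437, 0.367, -0.531, 0.627]
force: [0.3, -0.2, -1.4]
finger_gap: 0.0188
```

drive_tool(moves=[[0,0,0,0,-0.1148,0.0421,-1],[0,0,0,0,-0.1148,0.0421,-1],[0,0,0,0,-0.1148,0.0421,-1],[0,0,0,0,-0.1148,0.0421,-1],[0,0,0,0,-0.1148,0.0421,-1],[0,0,0,0,-0.1148,0.0421,-1],[0,0,0,0,-0.1148,0.0421,-1],[0,0,0,0,-0.1148,0.0421,-1],[0,0,0,0,-0.1148,0.0421,-1],[0,0,0,0,-0.1148,0.0421,-1]])

```text
time_s: 25.2
tool_pos: [0.4804, -0.1287, 0.2791]
tool_rot: [-0.571, 0.035, -0.047, 0.819]
force: [0.4, 0.5, -1.4]
finger_gap: 0.0189
```

```bash
python3 - <<'E'
from pl import *
o=st()
plan([.645,.161,.28],pickR(np.pi/2+.006,-1))
E
```

```text
t 25.2 pos [ 0.4804 -0.1287  0.2791] q [-0.483  0.229  1.653  0.331  1.403 -0.444] F [ 0.4  0.5 -1.4] M [-0.19  0.03  0.01] gap 0.0189
x [ 0.993 -0.118 -0.004] y [ 0.037  0.343 -0.939] z [0.112 0.932 0.345]
TURN total frac [-0.003 -0.112  0.037] rows>= 1.0
shift total frac: old axes [2.587 2.092 5.774]  new axes [3.327 1.958 5.432] norm 6.66
```

drive_tool(moves=[[0,0,0,0,-0.112,0.037,-1],[0.37,0.22,0.6,0,0,0,-1],[0.37,0.22,0.6,0,0,0,-1],[0.37,0.22,0.6,0,0,0,-1],[0.37,0.22,0.6,0,0,0,-1],[0.37,0.22,0.6,0,0,0,-1],[0.37,0.22,0.6,0,0,0,-1],[0.37,0.22,0.6,0,0,0,-1],[0.37,0.22,0.6,0,0,0,-1],[0.37,0.2,0.63,0,0,0,-1]])

```text
time_s: 26.2
tool_pos: [0.6473, 0.1612, 0.2803]
tool_rot: [-0.573, 0.0, 0.0, 0.819]
force: [0.4, -0.4, -0.4]
finger_gap: 0.0193
```

drive_tool(moves=[[0,0,0,-0.13,0,0,-1],[0,0,0,-0.13,0,0,-1],[0,0,0,-0.13,0,0,-1],[0,0,0,-0.13,0,0,-1],[0,0,0,-0.13,0,0,-1],[0,0,0,-0.13,0,0,-1],[0,0,0,-0.13,0,0,-1],[0,0,0,-0.13,0,0,-1],[0,0,0,-0.13,0,0,-1],[0,0,0,-0.13,0,0,-1]])

```text
time_s: 27.2
tool_pos: [0.6473, 0.1608, 0.2812]
tool_rot: [0.962, 0.002, 0.0, -0.274]
force: [-0.5, -0.4, -1.2]
finger_gap: 0.0189
```

```bash
python3 - <<'E'
from pl import *
o=st()
plan([.645,.161,.26],placeR(-1,-1))
E
```

```text
t 27.2 pos [0.6473 0.1608 0.2812] q [ 0.561  0.7    1.182 -0.846  1.841  0.577] F [-0.5 -0.4 -1.2] M [ 0.53 -0.01 -0.05] gap 0.0189
x [1.    0.003 0.001] y [ 0.003 -0.85  -0.527] z [-0.001  0.527 -0.85 ]
TURN total frac [-0.196 -0.002 -0.002] rows>= 2.0
shift total frac: old axes [-0.046  0.22   0.363]  new axes [-0.045  0.141  0.401] norm 0.43
```

drive_tool(moves=[[0,0,0,-0.1,0,0,-1],[-0.04,0,0,-0.096,0,0,-1],[0,0,0,0,0,0,-1],[0,0,0,0,0,0,-1],[0,0,0,0,0,0,-1]])

```text
time_s: 27.7
tool_pos: [0.6457, 0.1597, 0.2835]
tool_rot: [0.984, 0.001, 0.002, -0.178]
force: [0.5, 0.4, -0.4]
finger_gap: 0.0189
```

```bash
python3 - <<'E'
from pl import *
o=st()
plan([.645,.161,.26],placeR(-1,-1))
for n in ["wrist","top","scene"]:
    p=cams.capture(n); save(p,"t_"+n)
    np.savez("t_%s.npz"%n,**{k:p[k] for k in ["image","intrinsics","distortion","world_to_cam"]})
E
```

```text
t 27.7 pos [0.6457 0.1597 0.2835] q [ 0.589  0.757  1.199 -0.983  1.927  0.609] F [ 0.5  0.4 -0.4] M [ 0.62 -0.02  0.  ] gap 0.0189
x [1.    0.001 0.005] y [ 0.002 -0.937 -0.35 ] z [ 0.004  0.35  -0.937]
TURN total frac [-0.008 -0.006 -0.003] rows>= 1.0
shift total frac: old axes [-0.015  0.141  0.45 ]  new axes [-0.013  0.137  0.451] norm 0.47
```

View pics/t_wrist.png

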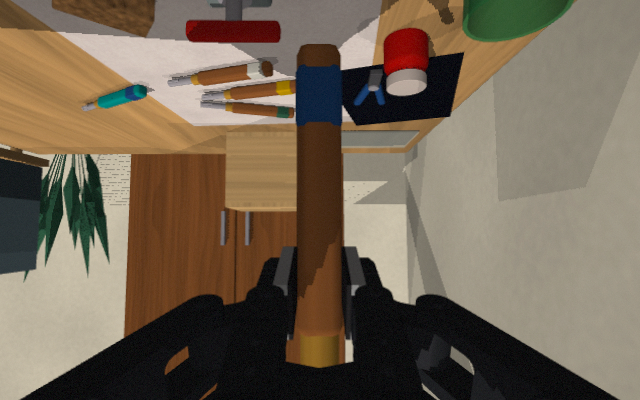

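View pics/t_top.png

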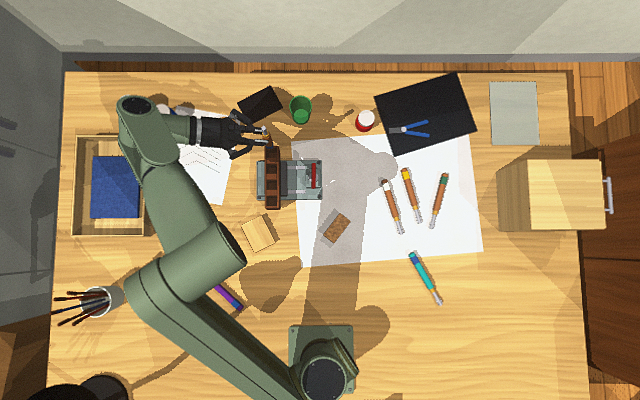

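View pics/t_scene.png

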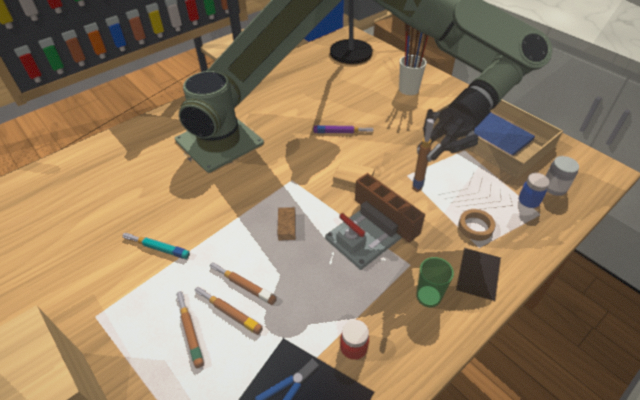

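drive_tool(moves=[[-0.01,0.1,0.35,0,0,0,-1],[0,0.13,0.35,0,0,0,-1],[0,0.13,0.35,0,0,0,-1],[0,0.13,0.35,0,0,0,-1],[0,0.07,0.2,0,0,0,-1],[0,0.04,0.1,0,0,0,-1],[0,0,0,0,0,0,-1],[0,0,0,0,0,0,-1]])

```text
time_s: 28.65
tool_pos: [0.6455, 0.1617, 0.1934]
tool_rot: [0.984, 0.001, 0.002, -0.177]
force: [-0.2, 0.4, -0.8]
finger_gap: 0.0189
```

```bash
python3 - <<'E'
from pl import *
o=st()
for n in ["wrist","scene","top"]:
    p=cams.capture(n); save(p,"u_"+n,*(((350,110,480,240),5) if n=="scene" else ((230,120,350,220),6) if n=="top" else ()))
E
```

```text
t 28.65 pos [0.6455 0.1617 0.1934] q [ 0.592  0.839  1.274 -0.942  1.841  0.744] F [-0.2  0.4 -0.8] M [ 0.61 -0.02 -0.02] gap 0.0189
x [1.    0.001 0.004] y [ 0.002 -0.938 -0.348] z [ 0.004  0.348 -0.938]
```

View pics/u_wrist.png

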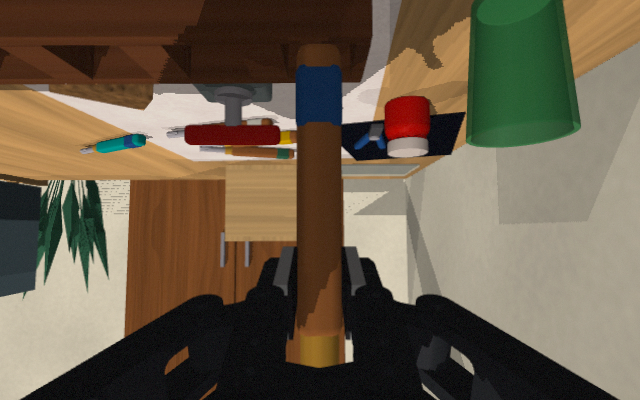

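View pics/u_scene.png

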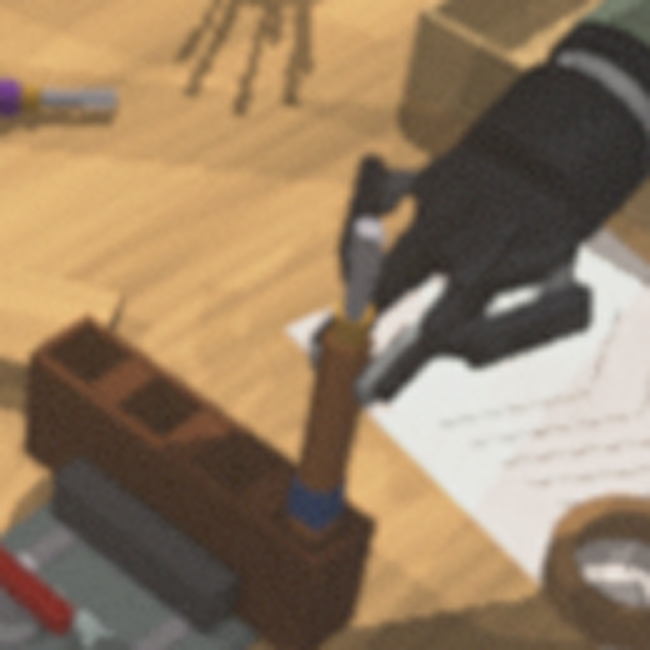

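View pics/u_top.png

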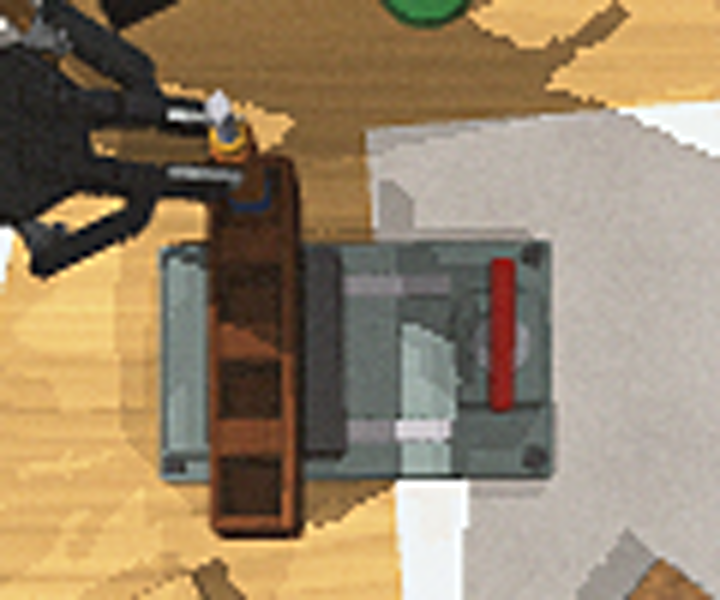

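drive_tool(moves=[[0,0.05,0.12,0,0,0,-1],[0,0.07,0.19,0,0,0,-1],[0,0.07,0.19,0,0,0,-1],[0,0.07,0.19,0,0,0,-1],[0,0.07,0.19,0,0,0,-1],[0,0.05,0.12,0,0,0,-1],[0,0.03,0.08,0,0,0,-1],[0,0,0,0,0,0,-1],[0,0,0,0,0,0,-1]])

```text
time_s: 29.7
tool_pos: [0.6455, 0.1612, 0.1353]
tool_rot: [0.984, 0.001, 0.002, -0.177]
force: [-0.1, -0.3, -1.8]
finger_gap: 0.0187
```

```bash
python3 - <<'E'
from pl import *
o=st()
E
```

```text
t 29.7 pos [0.6455 0.1612 0.1353] q [ 0.591  0.899  1.306 -0.924  1.786  0.819] F [-0.1 -0.3 -1.8] M [0.57 0.01 0.01] gap 0.0187
x [1.    0.001 0.004] y [ 0.002 -0.938 -0.348] z [ 0.003  0.348 -0.938]
```

drive_tool(moves=[[0,0.02,0.06,0,0,0,-1],[0,0.02,0.05,0,0,0,-1],[0,0.01,0.03,0,0,0,-1],[0,0,0,0,0,0,-1],[0,0,0,0,0,0,-1]])

```text
time_s: 30.2
tool_pos: [0.6456, 0.1614, 0.1311]
tool_rot: [0.985, 0.001, 0.003, -0.175]
force: [-1.5, 1.7, 8.9]
finger_gap: 0.0189
```

```bash
python3 - <<'E'
from pl import *
o=st()
E
```

```text
t 30.2 pos [0.6456 0.1614 0.1311] q [ 0.592  0.905  1.307 -0.926  1.784  0.828] F [-1.5  1.7  8.9] M [-0.68  0.2  -0.13] gap 0.0189
x [1.    0.001 0.007] y [ 0.003 -0.939 -0.344] z [ 0.006  0.344 -0.939]
```

drive_tool(moves=[[0,-0.01,-0.03,0,0,0,-0.35],[0,0,0,0,0,0,-0.3],[0,0,0,0,0,0,-0.25],[0,0,0,0,0,0,-0.25],[0,-0.2,0,0,0,0,-0.25],[0,-0.4,0,0,0,0,-0.25],[0,-0.6,0,0,0,0,-0.25],[0,-0.6,0,0,0,0,-0.25],[0,-0.4,0,0,0,0,0],[0,0,0,0,0,0,0]])

```text
time_s: 31.2
tool_pos: [0.6451, 0.2676, 0.1681]
tool_rot: [0.984, 0.002, 0.003, -0.178]
force: [-1.1, -0.3, -0.8]
finger_gap: 0.0429
```

```bash
python3 - <<'E'
from pl import *
o=st()
for n in ["wrist","scene","top"]:
    p=cams.capture(n); save(p,"v_"+n,*(((350,110,480,240),5) if n=="scene" else ()))
E
```

```text
t 31.2 pos [0.6451 0.2676 0.1681] q [ 0.696  0.959  1.066 -0.898  1.963  0.729] F [-1.1 -0.3 -0.8] M [ 0.43 -0.03 -0.  ] gap 0.0429
x [1.    0.004 0.006] y [ 0.006 -0.937 -0.35 ] z [ 0.004  0.35  -0.937]
```

View pics/v_wrist.png

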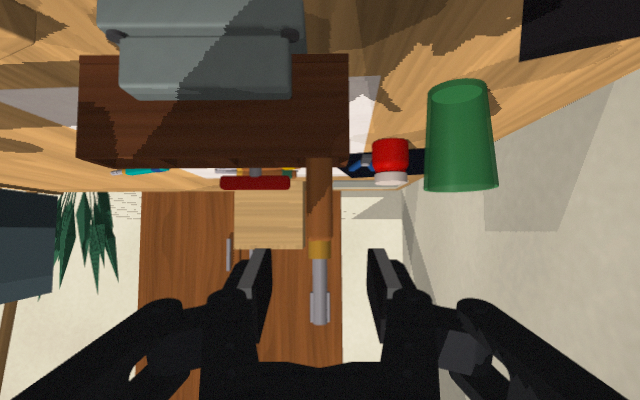

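View pics/v_scene.png

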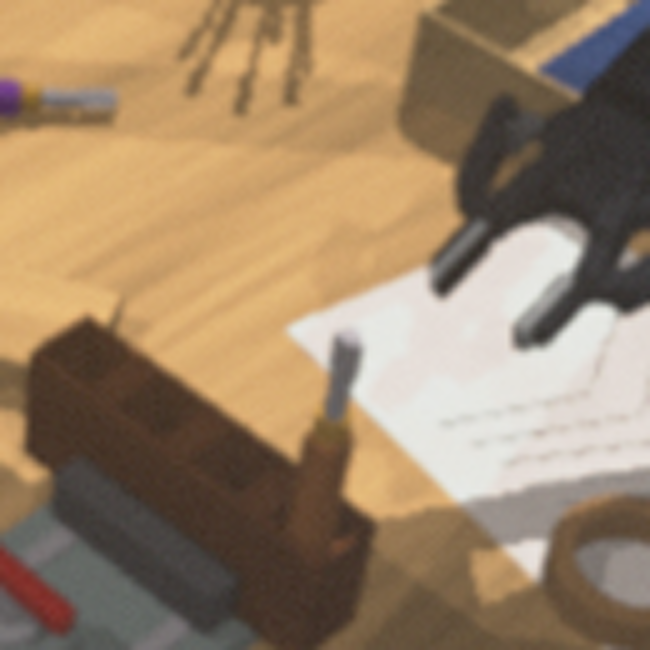

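View pics/v_top.png

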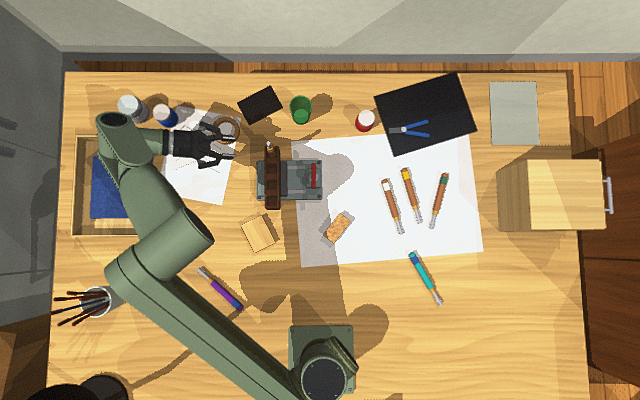

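```bash
python3 - <<'E'
from pl import *
p=cams.capture("top"); save(p,"w_t",(360,150,470,250),7)
E
```

```text
(no output)
```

View pics/w_t.png

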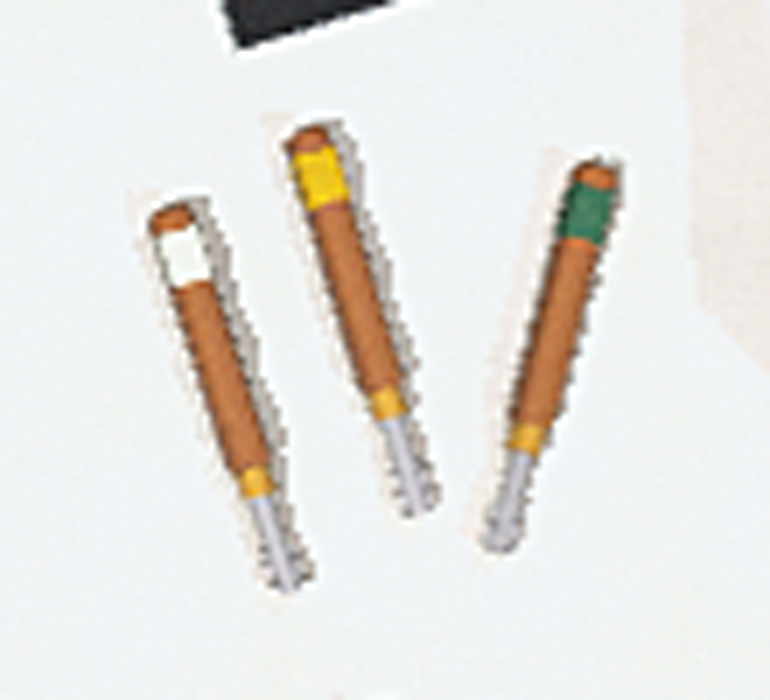

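```bash
cat >> pl.py <<'E'
def pick(bt,tp,sb,z=.021,s=-1):
    bt,tp=np.array(bt[:2]),np.array(tp[:2]); bd=(bt-tp)/np.linalg.norm(bt-tp); a=np.arctan2(bd[1],bd[0])
    return np.r_[bt-bd*sb,z],pickR(a,s),a
E
python3 - <<'E'
from pl import *
p=cams.capture("top")
c=lambda L:np.array(L)/7+[360,150]-.43
for n,b,f,t in [("w",(172,210),(257,482),(289,583)),("y",(308,133),(390,402),(419,511)),("g",(598,166),(525,437),(500,545))]:
    B=onz(p,c([b]),.015)[0];F=onz(p,c([f]),.02)[0];T=onz(p,c([t]),.012)[0]
    pos,Rm,a=pick(B,F,.104); q,e=kin.ik(pos,Rm,[-.6,.45,2.1,.7,.4,.2])
    print(n,np.round(B,4),np.round(F,4),np.round(T,4),"len",np.linalg.norm(B-T).round(4),"ang",np.rad2deg(a).round(1),"TCP",np.round(pos,4),"q",np.round(q,2),e.round(4))
# transit from here to above white
o=get_obs(); r=R.from_quat(o["tool_rot"]).as_matrix()
q=o["qpos"]; ps=(o["tool_pos"],r)
rows=[[0,-.2,-.5,0,0,0]]*6   # up/back
q,ps=sim(q,ps,rows)
rows=[[0,0,0,.125,0,0]]*12
q,ps=sim(q,ps,rows)
E
```

```text
w [ 0.5697 -0.2146  0.015 ] [ 0.4409 -0.2502  0.02  ] [ 0.3942 -0.2656  0.012 ] len 0.1828 ang 15.5 TCP [ 0.4695 -0.2423  0.021 ] q [-0.66  0.45  2.13  0.7   0.44  0.02] 0.0
y [ 0.6063 -0.2799  0.015 ] [ 0.4779 -0.3135  0.02  ] [ 0.4274 -0.3276  0.012 ] len 0.1851 ang 14.7 TCP [ 0.5056 -0.3062  0.021 ] q [-0.71  0.52  1.98  0.6   0.52  0.1 ] 0.0
g [ 0.5899 -0.4169  0.015 ] [ 0.4613 -0.3761  0.02  ] [ 0.4113 -0.365   0.012 ] len 0.186 ang -17.6 TCP [ 0.4908 -0.3855  0.021 ] q [-0.76  0.52  1.97  0.43  0.36  0.74] 0.0
end [0.6448 0.2675 0.3285] q [ 0.7   0.84  0.91 -1.02  2.13  0.47] maxspeedfrac 0.16 minmargin 0.32
end [0.6448 0.2675 0.3285] q [0.23 0.44 1.22 0.35 1.41 0.18] maxspeedfrac 0.43 minmargin 0.43
```

drive_tool(moves=[[0,-0.2,-0.5,0,0,0,0],[0,-0.2,-0.5,0,0,0,0],[0,-0.2,-0.5,0,0,0,0],[0,-0.2,-0.5,0,0,0,0],[0,-0.2,-0.5,0,0,0,0],[0,-0.2,-0.5,0,0,0,0],[0,0,0,0.125,0,0,0],[0,0,0,0.125,0,0,0],[0,0,0,0.125,0,0,0],[0,0,0,0.125,0,0,0]])

```text
time_s: 32.45
tool_pos: [0.6446, 0.268, 0.3291]
tool_rot: [0.904, 0.001, 0.001, -0.428]
force: [-0.4, 0.3, -0.1]
finger_gap: 0.0429
```

drive_tool(moves=[[0,0,0,0.125,0,0,0],[0,0,0,0.125,0,0,0],[0,0,0,0.125,0,0,0],[0,0,0,0.125,0,0,0],[0,0,0,0.125,0,0,0],[0,0,0,0.125,0,0,0],[0,0,0,0.125,0,0,0],[0,0,0,0.125,0,0,0],[0,0,0,0,0,0,0]])

```text
time_s: 33.35
tool_pos: [0.6444, 0.2638, 0.3277]
tool_rot: [-0.572, 0.001, -0.002, 0.82]
force: [-0.4, 0.3, -0.4]
finger_gap: 0.0427
```

```bash
python3 - <<'E'
from pl import *
o=st(); r=R.from_quat(o["tool_rot"]).as_matrix()
B,F=[.5697,-.2146],[.4409,-.2502]
pos,Rm,a=pick(B,F,.104,.16)
rv=R.from_matrix(r.T@Rm).as_rotvec()/(np.pi/3); print("turn",np.round(rv,3))
d1=np.array([pos[0],pos[1],o["tool_pos"][2]])-o["tool_pos"]
print("shift horizontal, old axes",np.round(r.T@d1/.05,3)," then new-axes down",np.round(Rm.T@(pos-o["tool_pos"]-d1)/.05,3))
q,ps=sim(o["qpos"],(o["tool_pos"],r),[np.r_[r.T@d1/.05/14,0,0,0]]*14)
q,ps=sim(q,ps,[np.r_[0,0,0,rv/10]]*10)
q,ps=sim(q,ps,[np.r_[Rm.T@(pos-ps[0])/.05/6,0,0,0]]*6)
E
```

```text
t 33.35 pos [0.6444 0.2638 0.3277] q [0.224 0.436 1.227 0.349 1.405 0.184] F [-0.4  0.3 -0.4] M [-0.22 -0.02 -0.02] gap 0.0427
x [ 1.    -0.005  0.   ] y [ 0.002  0.346 -0.938] z [0.005 0.938 0.346]
turn [-0.004  1.162 -0.426]
shift horizontal, old axes [-3.447 -3.51  -9.513]  then new-axes down [ 0.     3.152 -1.147]
end [ 0.4695 -0.2423  0.3277] q [-0.66  0.3   1.43  0.28  1.63 -0.67] maxspeedfrac 0.27 minmargin 1.0
end [ 0.4695 -0.2423  0.3277] q [-0.66  0.1   1.69  0.3   1.15  0.55] maxspeedfrac 0.46 minmargin 0.92
end [ 0.4695 -0.2423  0.16  ] q [-0.66  0.24  1.98  0.41  0.76  0.37] maxspeedfrac 0.21 minmargin 0.63
```

drive_tool(moves=[[-0.2,-0.2,-0.54,0,0,0,0],[-0.31,-0.315,-0.855,0,0,0,0],[-0.31,-0.315,-0.855,0,0,0,0],[-0.31,-0.315,-0.855,0,0,0,0],[-0.31,-0.315,-0.855,0,0,0,0],[-0.31,-0.315,-0.855,0,0,0,0],[-0.31,-0.315,-0.855,0,0,0,0],[-0.31,-0.315,-0.855,0,0,0,0],[-0.31,-0.315,-0.855,0,0,0,0],[-0.31,-0.315,-0.855,0,0,0,0]])

```text
time_s: 34.35
tool_pos: [0.4946, -0.1721, 0.3277]
tool_rot: [-0.572, -0.001, 0.0, 0.82]
force: [-0.0, 1.0, 0.5]
finger_gap: 0.0426
```

drive_tool(moves=[[-0.3,-0.3,-0.8,0,0,0,0],[-0.15,-0.17,-0.47,0,0,0,0],[0,0,0,0,0.129,-0.0473,0],[0,0,0,0,0.129,-0.0473,0],[0,0,0,0,0.129,-0.0473,0],[0,0,0,0,0.129,-0.0473,0],[0,0,0,0,0.129,-0.0473,0],[0,0,0,0,0.129,-0.0473,0],[0,0,0,0,0.129,-0.0473,0],[0,0,0,0,0.129,-0.0473,0]])

```text
time_s: 35.35
tool_pos: [0.4729, -0.2382, 0.3274]
tool_rot: [-0.479, 0.313, -0.448, 0.688]
force: [-0.8, 1.1, 0.2]
finger_gap: 0.043
```

drive_tool(moves=[[0,0,0,0,0.129,-0.0473,-0.1],[0,0.5,-0.18,0,0,0,-0.1],[0,0.5,-0.18,0,0,0,-0.1],[0,0.6,-0.22,0,0,0,-0.1],[0,0.6,-0.22,0,0,0,-0.1],[0,0.6,-0.22,0,0,0,-0.1],[0,0.3,-0.11,0,0,0,-0.1],[0,0,0,0,0,0,-0.1],[0,0,0,0,0,0,-0.1]])

```text
time_s: 36.25
tool_pos: [0.4746, -0.2375, 0.1629]
tool_rot: [-0.455, 0.345, -0.494, 0.656]
force: [0.2, -1.5, 1.4]
finger_gap: 0.0383
```

```bash
python3 - <<'E'
from pl import *
st()
p=cams.capture("wrist"); save(p,"x_w"); np.savez("x.npz",**{k:p[k] for k in ["image","intrinsics","distortion","world_to_cam"]})
E
```

```text
t 36.25 pos [ 0.4746 -0.2375  0.1629] q [-0.647  0.235  1.97   0.416  0.762  0.369] F [ 0.2 -1.5  1.4] M [-0.06  0.18 -0.02] gap 0.0383
x [ 0.274 -0.962 -0.002] y [ 0.334  0.097 -0.938] z [0.902 0.257 0.348]
```

View pics/x_w.png

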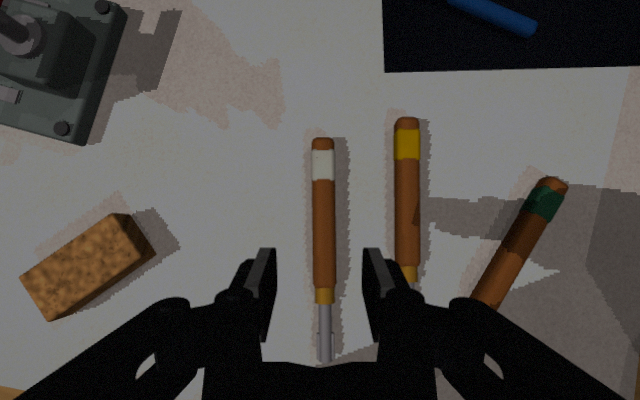

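```bash
python3 - <<'E'
from pl import *
d=np.load("x.npz"); p={k:d[k] for k in d}
B=onz(p,[[322,138]],.015)[0]; F=onz(p,[[324,303]],.02)[0]; T=onz(p,[[325,361]],.012)[0]; print(B,F,T,np.linalg.norm(B-T))
pos,Rm,a=pick(B,F,.104); print(pos,np.rad2deg(a)); plan(pos,Rm)
o=get_obs();r=R.from_quat(o["tool_rot"]).as_matrix()
sim(o["qpos"],(o["tool_pos"],r),[np.r_[r.T@(pos-o["tool_pos"])/.05/8,0,0,0]]*8)
E
```

```text
[ 0.57092451 -0.21318909  0.015     ] [ 0.4374677  -0.25289434  0.02      ] [ 0.39059791 -0.26718992  0.012     ] 0.18826250541235226
[ 0.47124263 -0.24284583  0.021     ] 16.568470905058884
TURN total frac [-0.007 -0.011  0.003] rows>= 1.0
shift total frac: old axes [ 0.078  2.639 -1.087]  new axes [ 0.075  2.646 -1.068] norm 2.85
end [ 0.4712 -0.2428  0.021 ] q [-0.66  0.45  2.13  0.72  0.44 -0.01] maxspeedfrac 0.22 minmargin 0.39
```

drive_tool(moves=[[0.04,0.4,-0.2,0,-0.011,0,-0.1],[0.04,0.5,-0.2,0,0,0,-0.1],[0,0.5,-0.2,0,0,0,-0.1],[0,0.5,-0.2,0,0,0,-0.1],[0,0.4,-0.15,0,0,0,-0.1],[0,0.24,-0.1,0,0,0,-0.1],[0,0.1,-0.03,0,0,0,-0.1],[0,0,0,0,0,0,-0.1],[0,0,0,0,0,0,-0.1]])

```text
time_s: 37.2
tool_pos: [0.4716, -0.2434, 0.0211]
tool_rot: [-0.458, 0.34, -0.492, 0.658]
force: [0.1, -0.8, -0.0]
finger_gap: 0.0386
```

```bash
python3 - <<'E'
from pl import *
st()
p=cams.capture("wrist"); save(p,"y_w")
E
```

```text
t 37.2 pos [ 0.4716 -0.2434  0.0211] q [-0.661  0.452  2.129  0.717  0.444 -0.014] F [ 0.1 -0.8 -0. ] M [-0.06  0.15  0.08] gap 0.0386
x [ 0.284 -0.959  0.003] y [ 0.336  0.096 -0.937] z [0.898 0.267 0.35 ]
```

View pics/y_w.png

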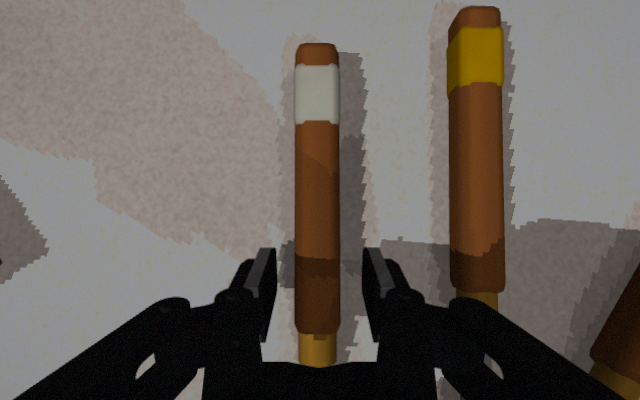

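The fingers straddle the white handle the same way they did blue, so I will close and lift.

drive_tool(moves=[[0,0,0,0,0,0,-1],[0,0,0,0,0,0,-1],[0,0,0,0,0,0,-1],[0,0,0,0,0,0,-1],[0,0,0,0,0,0,-1],[0,-0.3,0.11,0,0,0,-1],[0,-0.6,0.22,0,0,0,-1],[0,-0.6,0.22,0,0,0,-1],[0,-0.6,0.22,0,0,0,-1],[0,-0.6,0.22,0,0,0,-1]])

```text
time_s: 38.25
tool_pos: [0.4696, -0.2426, 0.1649]
tool_rot: [-0.458, 0.341, -0.492, 0.657]
force: [1.2, -0.9, -1.1]
finger_gap: 0.019
```

drive_tool(moves=[[0,-0.6,0.22,0,0,0,-1],[0,-0.6,0.22,0,0,0,-1],[0,-0.6,0.22,0,0,0,-1],[0,-0.4,0.15,0,0,0,-1],[0,0,0,0,0,0,-1]])

```text
time_s: 38.75
tool_pos: [0.4708, -0.2436, 0.2844]
tool_rot: [-0.458, 0.338, -0.494, 0.657]
force: [-0.3, -0.1, -1.4]
finger_gap: 0.0189
```

```bash
cat >> pl.py <<'E'
def carry(cx,cy=.161,z=.28):
    o=st(); r=R.from_quat(o["tool_rot"]).as_matrix(); ps=(o["tool_pos"],r); q=o["qpos"]
    Ry=pickR(np.pi/2+.006,-1); rv=R.from_matrix(r.T@Ry).as_rotvec()/(np.pi/3); n=int(np.ceil(np.linalg.norm(rv)/.135))
    print("turn",n,"rows of",np.round(rv/n,4)); q,ps=sim(q,ps,[np.r_[0,0,0,rv/n]]*n)
    sh=Ry.T@(np.array([cx,cy,z])-ps[0])/.05; n=int(np.ceil(np.linalg.norm(sh)/.8)); print("shift",n,"rows of",np.round(sh/n,3)); q,ps=sim(q,ps,[np.r_[sh/n,0,0,0]]*n)
    Rf=placeR(-1,-1); rv=R.from_matrix(ps[1].T@Rf).as_rotvec()/(np.pi/3); print("swing",np.round(rv,3)); q,ps=sim(q,ps,[np.r_[0,0,0,rv/12]]*12)
E
python3 -c "
from pl import *
carry(.595)"
```

```text
t 38.75 pos [ 0.4708 -0.2436  0.2844] q [-0.662  0.12   1.78   0.333  1.045  0.48 ] F [-0.3 -0.1 -1.4] M [-0.1   0.23  0.04] gap 0.0189
x [ 0.284 -0.959  0.007] y [ 0.34   0.093 -0.936] z [0.897 0.268 0.352]
turn 10 rows of [-0.0004 -0.1153  0.0433]
end [ 0.4708 -0.2436  0.2844] q [-0.65  0.33  1.5   0.27  1.53 -0.7 ] maxspeedfrac 0.46 minmargin 0.85
shift 11 rows of [0.23  0.259 0.687]
end [0.595 0.161 0.28 ] q [ 0.08  0.35  1.48  0.36  1.31 -0.02] maxspeedfrac 0.27 minmargin 1.03
swing [-1.5  0.  -0. ]
end [0.595 0.161 0.28 ] q [ 0.63  0.7   1.34 -0.94  1.92  0.69] maxspeedfrac 0.44 minmargin 0.4
```

drive_tool(moves=[[0,0,0,0,-0.1153,0.0433,-1],[0,0,0,0,-0.1153,0.0433,-1],[0,0,0,0,-0.1153,0.0433,-1],[0,0,0,0,-0.1153,0.0433,-1],[0,0,0,0,-0.1153,0.0433,-1],[0,0,0,0,-0.1153,0.0433,-1],[0,0,0,0,-0.1153,0.0433,-1],[0,0,0,0,-0.1153,0.0433,-1],[0,0,0,0,-0.1153,0.0433,-1],[0,0,0,0,-0.1153,0.0433,-1]])

```text
time_s: 39.75
tool_pos: [0.4691, -0.2426, 0.279]
tool_rot: [-0.57, -0.001, 0.006, 0.822]
force: [0.7, 0.3, -1.8]
finger_gap: 0.0193
```

drive_tool(moves=[[0.2,0.23,0.6,0,0,0,-1],[0.24,0.27,0.7,0,0,0,-1],[0.24,0.27,0.71,0,0,0,-1],[0.24,0.27,0.71,0,0,0,-1],[0.24,0.27,0.71,0,0,0,-1],[0.24,0.27,0.71,0,0,0,-1],[0.24,0.27,0.71,0,0,0,-1],[0.24,0.27,0.71,0,0,0,-1],[0.24,0.27,0.71,0,0,0,-1],[0.24,0.27,0.71,0,0,0,-1]])

```text
time_s: 40.75
tool_pos: [0.5847, 0.133, 0.2759]
tool_rot: [-0.571, 0.001, 0.004, 0.821]
force: [0.4, 0.2, -0.6]
finger_gap: 0.019
```

drive_tool(moves=[[0.17,0.19,0.6,0,0,0,-1],[0,0,0,-0.13,0,0,-1],[0,0,0,-0.13,0,0,-1],[0,0,0,-0.13,0,0,-1],[0,0,0,-0.13,0,0,-1],[0,0,0,-0.13,0,0,-1],[0,0,0,-0.13,0,0,-1],[0,0,0,-0.13,0,0,-1],[0,0,0,-0.13,0,0,-1],[0,0,0,-0.13,0,0,-1]])

```text
time_s: 41.75
tool_pos: [0.5932, 0.1636, 0.2781]
tool_rot: [0.94, 0.003, -0.004, -0.341]
force: [-0.7, -0.4, -1.2]
finger_gap: 0.0189
```

```bash
python3 - <<'E'
from pl import *
o=st()
plan([.595,.161,.28],placeR(-1,-1))
E
```

```text
t 41.75 pos [0.5932 0.1636 0.2781] q [ 0.574  0.585  1.319 -0.716  1.753  0.622] F [-0.7 -0.4 -1.2] M [ 0.48  0.03 -0.01] gap 0.0189
x [ 1.     0.008 -0.005] y [ 0.003 -0.767 -0.642] z [-0.009  0.642 -0.767]
TURN total frac [-0.332  0.005 -0.   ] rows>= 3.0
shift total frac: old axes [ 0.035  0.015 -0.062]  new axes [ 0.036  0.035 -0.053] norm 0.07
```

drive_tool(moves=[[0,0,0,-0.115,0,0,-1],[0,0,0,-0.115,0,0,-1],[0.036,0.035,-0.05,-0.105,0,0,-1],[0,0,0,0,0,0,-1],[0,0,0,0,0,0,-1],[0,0,0,0,0,0,-1]])

```text
time_s: 42.35
tool_pos: [0.5954, 0.1599, 0.2815]
tool_rot: [0.984, 0.003, -0.002, -0.176]
force: [0.4, -1.1, -0.2]
finger_gap: 0.019
```

```bash
python3 - <<'E'
from pl import *
o=st()
plan([.595,.161,.195],placeR(-1,-1))
p=cams.capture("wrist"); save(p,"z_w")
E
```

```text
t 42.35 pos [0.5954 0.1599 0.2815] q [ 0.628  0.696  1.333 -0.943  1.914  0.684] F [ 0.4 -1.1 -0.2] M [ 0.58  0.01 -0.01] gap 0.019
x [ 1.     0.006 -0.002] y [ 0.005 -0.938 -0.347] z [-0.004  0.347 -0.938]
TURN total frac [-0.005  0.002 -0.   ] rows>= 1.0
shift total frac: old axes [-0.005  0.58   1.63 ]  new axes [-0.009  0.572  1.633] norm 1.73
```

View pics/z_w.png

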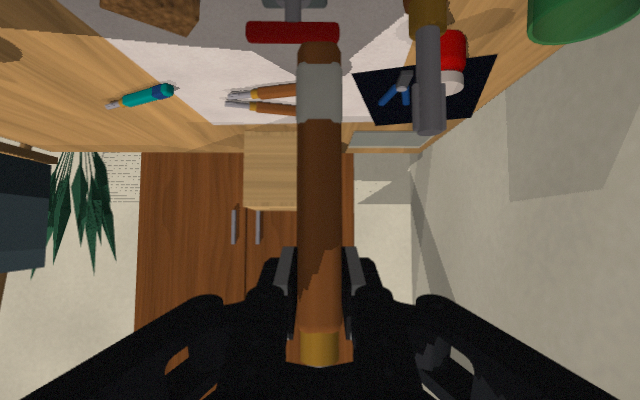

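drive_tool(moves=[[0,0.1,0.3,0,0,0,-1],[0,0.12,0.35,0,0,0,-1],[0,0.12,0.35,0,0,0,-1],[0,0.12,0.35,0,0,0,-1],[0,0.08,0.2,0,0,0,-1],[0,0.04,0.08,0,0,0,-1],[0,0,0,0,0,0,-1],[0,0,0,0,0,0,-1]])

```text
time_s: 43.2
tool_pos: [0.5953, 0.1613, 0.1949]
tool_rot: [0.985, 0.003, -0.002, -0.175]
force: [0.4, -0.5, -0.6]
finger_gap: 0.0192
```

```bash
python3 - <<'E'
from pl import *
o=st()
for n in ["scene","top"]:
    p=cams.capture(n); save(p,"aa_"+n,*(((350,110,480,240),5) if n=="scene" else ((230,120,350,220),6)))
E
```

```text
t 43.2 pos [0.5953 0.1613 0.1949] q [ 0.63   0.781  1.404 -0.906  1.823  0.814] F [ 0.4 -0.5 -0.6] M [ 0.52  0.01 -0.02] gap 0.0192
x [ 1.     0.007 -0.002] y [ 0.006 -0.939 -0.345] z [-0.004  0.345 -0.939]
```

View pics/aa_top.png

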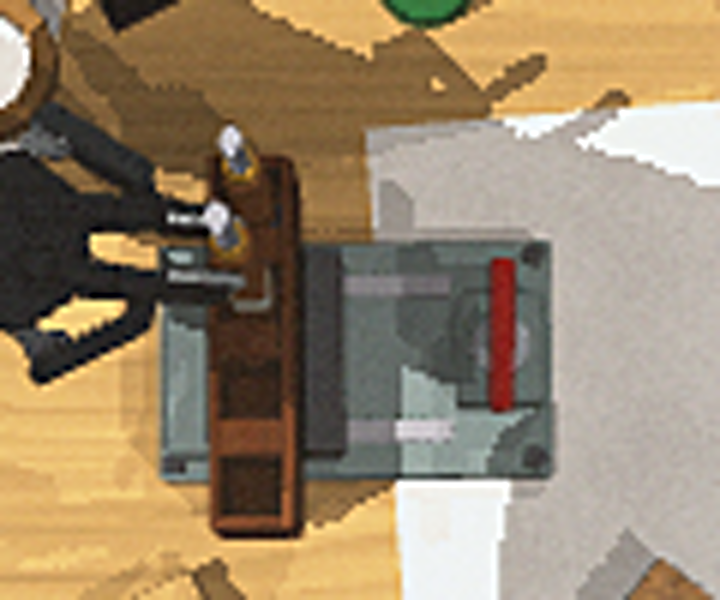

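View pics/aa_scene.png

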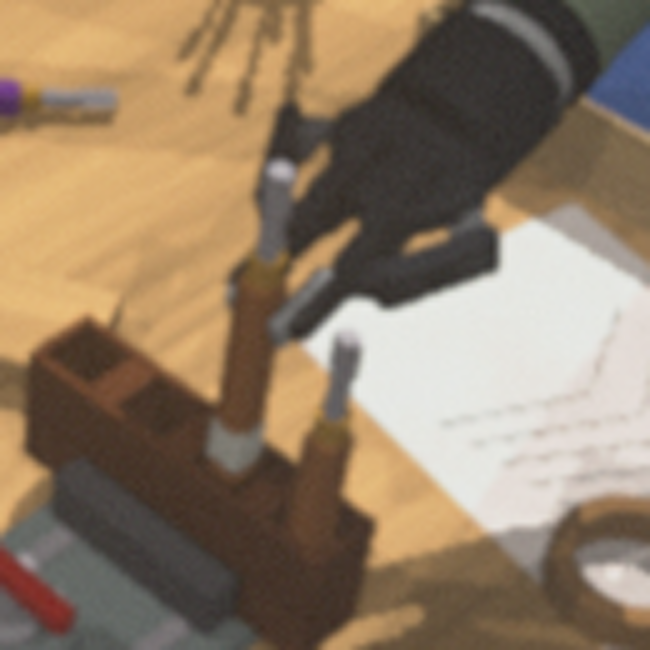

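The white gouge is over compartment 2, so I will lower it on.

drive_tool(moves=[[0,0.05,0.12,0,0,0,-1],[0,0.07,0.19,0,0,0,-1],[0,0.07,0.19,0,0,0,-1],[0,0.07,0.19,0,0,0,-1],[0,0.07,0.19,0,0,0,-1],[0,0.05,0.12,0,0,0,-1],[0,0.03,0.08,0,0,0,-1],[0,0.02,0.06,0,0,0,-1],[0,0,0,0,0,0,-1],[0,0,0,0,0,0,-1]])

```text
time_s: 44.3
tool_pos: [0.595, 0.1607, 0.1338]
tool_rot: [0.985, 0.003, -0.002, -0.175]
force: [-0.3, 0.3, -0.9]
finger_gap: 0.0185
```

```bash
python3 -c "
from pl import *
st()"
```

```text
t 44.3 pos [0.595  0.1607 0.1338] q [ 0.629  0.849  1.437 -0.888  1.759  0.895] F [-0.3  0.3 -0.9] M [ 0.57  0.01 -0.02] gap 0.0185
x [ 1.     0.007 -0.002] y [ 0.005 -0.939 -0.345] z [-0.005  0.345 -0.939]
```

drive_tool(moves=[[0,0.02,0.04,0,0,0,-1],[0,0.01,0.03,0,0,0,-1],[0,0,0,0,0,0,-1],[0,0,0,0,0,0,-1]])

```text
time_s: 44.7
tool_pos: [0.595, 0.1604, 0.1325]
tool_rot: [0.985, 0.003, -0.001, -0.173]
force: [-0.7, 1.5, 6.6]
finger_gap: 0.0192
```

```bash
python3 -c "
from pl import *
st()"
```

```text
t 44.7 pos [0.595  0.1604 0.1325] q [ 0.63   0.852  1.438 -0.89   1.76   0.9  ] F [-0.7  1.5  6.6] M [-0.42  0.12 -0.12] gap 0.0192
x [ 1.     0.006 -0.   ] y [ 0.006 -0.94  -0.342] z [-0.002  0.342 -0.94 ]
```

drive_tool(moves=[[0,-0.01,-0.02,0,0,0,-0.35],[0,0,0,0,0,0,-0.3],[0,0,0,0,0,0,-0.25],[0,0,0,0,0,0,-0.25],[0,-0.2,0,0,0,0,-0.25],[0,-0.4,0,0,0,0,-0.25],[0,-0.6,0,0,0,0,-0.25],[0,-0.6,0,0,0,0,-0.25],[0,-0.4,0,0,0,0,0],[0,0,0,0,0,0,0]])

```text
time_s: 45.7
tool_pos: [0.5943, 0.267, 0.1693]
tool_rot: [0.984, 0.005, -0.001, -0.176]
force: [-0.0, -0.1, -0.8]
finger_gap: 0.0425
```

```bash
python3 - <<'E'
from pl import *
o=st()
p=cams.capture("scene"); save(p,"ab_s",(350,110,480,240),5)
p=cams.capture("top"); save(p,"ab_t",(360,150,470,250),7); 
E
```

```text
t 45.7 pos [0.5943 0.267  0.1693] q [ 0.737  0.899  1.206 -0.85   1.94   0.81 ] F [-0.  -0.1 -0.8] M [ 0.46  0.04 -0.01] gap 0.0425
x [ 1.    0.01 -0.  ] y [ 0.009 -0.938 -0.347] z [-0.004  0.347 -0.938]
```

View pics/ab_s.png

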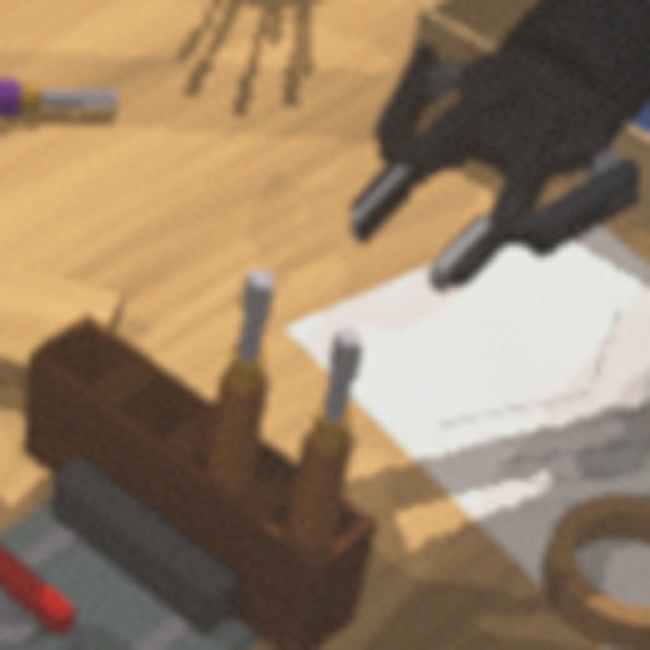

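View pics/ab_t.png

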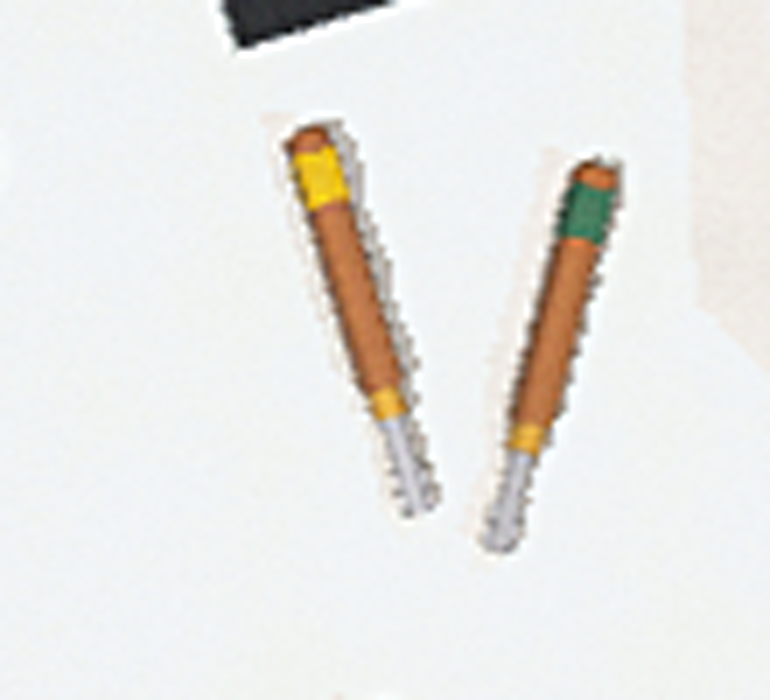

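drive_tool(moves=[[0,-0.2,-0.5,0,0,0,0],[0,-0.2,-0.5,0,0,0,0],[0,-0.2,-0.5,0,0,0,0],[0,-0.2,-0.5,0,0,0,0],[0,-0.2,-0.5,0,0,0,0],[0,-0.2,-0.5,0,0,0,0],[0,0,0,0.125,0,0,0],[0,0,0,0.125,0,0,0],[0,0,0,0.125,0,0,0],[0,0,0,0.125,0,0,0]])

```text
time_s: 46.8
tool_pos: [0.5946, 0.2678, 0.33]
tool_rot: [0.905, 0.002, -0.003, -0.426]
force: [0.3, -0.2, 0.3]
finger_gap: 0.0426
```

drive_tool(moves=[[0,0,0,0.125,0,0,0],[0,0,0,0.125,0,0,0],[0,0,0,0.125,0,0,0],[0,0,0,0.125,0,0,0],[0,0,0,0.125,0,0,0],[0,0,0,0.125,0,0,0],[0,0,0,0.125,0,0,0],[0,0,0,0.125,0,0,0],[0,0,0,0,0,0,0]])

```text
time_s: 47.7
tool_pos: [0.5943, 0.2641, 0.3286]
tool_rot: [-0.573, 0.003, 0.002, 0.819]
force: [-0.2, -1.3, -1.2]
finger_gap: 0.0427
```

```bash
cat >> pl.py <<'E'
def go(B,F,sb=.104,z=.16):
    o=st(); r=R.from_quat(o["tool_rot"]).as_matrix()
    pos,Rm,a=pick(B,F,sb,z)
    d1=np.array([pos[0],pos[1],o["tool_pos"][2]])-o["tool_pos"]; s=r.T@d1/.05; n=int(np.ceil(np.linalg.norm(s)/.92))
    print("shift total",np.round(s,3),n,"rows of",np.round(s/n,3))
    q,ps=sim(o["qpos"],(o["tool_pos"],r),[np.r_[s/n,0,0,0]]*n)
    rv=R.from_matrix(r.T@Rm).as_rotvec()/(np.pi/3); n=int(np.ceil(np.linalg.norm(rv)/.138)); print("turn total",np.round(rv,3),n,"rows of",np.round(rv/n,4))
    q,ps=sim(q,ps,[np.r_[0,0,0,rv/n]]*n)
    s=Rm.T@(pos-ps[0])/.05; print("down total",np.round(s,3)); sim(q,ps,[np.r_[s/6,0,0,0]]*6)
E
python3 -c "
from pl import *
go([.6063,-.2799],[.4779,-.3135])"
```

```text
t 47.7 pos [0.5943 0.2641 0.3286] q [0.243 0.358 1.346 0.348 1.37  0.185] F [-0.2 -1.3 -1.2] M [-0.2  -0.07 -0.06] gap 0.0427
x [ 1.     0.001 -0.007] y [-0.007  0.343 -0.939] z [0.002 0.939 0.343]
shift total [ -1.777  -3.899 -10.719] 13 rows of [-0.137 -0.3   -0.825]
end [ 0.5057 -0.3062  0.3286] q [-0.7   0.42  1.25  0.26  1.7  -0.69] maxspeedfrac 0.31 minmargin 0.93
turn total [ 0.004  1.178 -0.436] 10 rows of [ 0.0004  0.1178 -0.0436]
end [ 0.5057 -0.3062  0.3286] q [-0.71  0.21  1.56  0.31  1.19  0.52] maxspeedfrac 0.45 minmargin 0.97
down total [ 0.     3.169 -1.153]
end [ 0.5057 -0.3062  0.16  ] q [-0.71  0.33  1.83  0.4   0.81  0.35] maxspeedfrac 0.2 minmargin 0.76
```

drive_tool(moves=[[-0.1,-0.2,-0.55,0,0,0,0],[-0.15,-0.32,-0.88,0,0,0,0],[-0.15,-0.32,-0.88,0,0,0,0],[-0.15,-0.32,-0.88,0,0,0,0],[-0.15,-0.32,-0.88,0,0,0,0],[-0.15,-0.32,-0.88,0,0,0,0],[-0.15,-0.32,-0.88,0,0,0,0],[-0.15,-0.32,-0.88,0,0,0,0],[-0.15,-0.32,-0.88,0,0,0,0],[-0.15,-0.32,-0.88,0,0,0,0]])

```text
time_s: 48.7
tool_pos: [0.5245, -0.1843, 0.3289]
tool_rot: [-0.573, 0.0, 0.004, 0.819]
force: [0.2, 0.3, -1.0]
finger_gap: 0.0425
```

drive_tool(moves=[[-0.15,-0.32,-0.88,0,0,0,0],[-0.15,-0.32,-0.88,0,0,0,0],[-0.03,-0.18,-0.49,0,0,0,0],[0,0,0,0,0.1178,-0.0436,0],[0,0,0,0,0.1178,-0.0436,0],[0,0,0,0,0.1178,-0.0436,0],[0,0,0,0,0.1178,-0.0436,0],[0,0,0,0,0.1178,-0.0436,0],[0,0,0,0,0.1178,-0.0436,0],[0,0,0,0,0.1178,-0.0436,0]])

```text
time_s: 49.7
tool_pos: [0.5093, -0.3023, 0.3284]
tool_rot: [-0.514, 0.255, -0.363, 0.734]
force: [0.6, -0.8, -0.1]
finger_gap: 0.0428
```

drive_tool(moves=[[0,0,0,0,0.1178,-0.0436,-0.1],[0,0,0,0,0.1178,-0.0436,-0.1],[0,0,0,0,0.1178,-0.0436,-0.1],[0,0.5,-0.18,0,0,0,-0.1],[0,0.6,-0.22,0,0,0,-0.1],[0,0.6,-0.22,0,0,0,-0.1],[0,0.6,-0.22,0,0,0,-0.1],[0,0.6,-0.22,0,0,0,-0.1],[0,0.25,-0.09,0,0,0,-0.1],[0,0,0,0,0,0,-0.1]])

```text
time_s: 50.7
tool_pos: [0.5091, -0.3017, 0.1591]
tool_rot: [-0.455, 0.35, -0.497, 0.65]
force: [-0.2, -0.6, 0.8]
finger_gap: 0.0381
```

drive_tool(moves=[[0,0,0,0,0,0,-0.1],[0,0,0,0,0,0,-0.1]])

```text
time_s: 50.9
tool_pos: [0.5108, -0.3034, 0.1631]
tool_rot: [-0.455, 0.347, -0.5, 0.65]
force: [0.1, -0.5, 0.0]
finger_gap: 0.0382
```

```bash
python3 - <<'E'
from pl import *
st()
p=cams.capture("wrist"); save(p,"ac_w"); np.savez("ac.npz",**{k:p[k] for k in ["image","intrinsics","distortion","world_to_cam"]})
E
```

```text
t 50.9 pos [ 0.5108 -0.3034  0.1631] q [-0.7    0.329  1.827  0.397  0.814  0.358] F [ 0.1 -0.5  0. ] M [-0.08  0.17 -0.02] gap 0.0382
x [ 0.259 -0.966  0.005] y [ 0.335  0.085 -0.938] z [0.906 0.245 0.345]
```

View pics/ac_w.png

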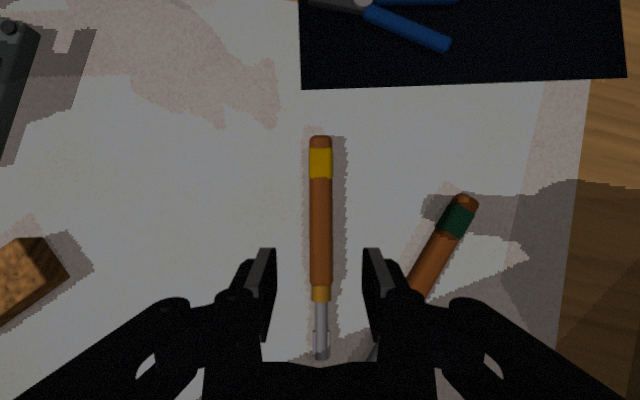

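```bash
python3 - <<'E'
from pl import *
d=np.load("ac.npz"); p={k:d[k] for k in d}
B=onz(p,[[320.5,136]],.015)[0]; F=onz(p,[[321,301]],.02)[0]; T=onz(p,[[321.5,359]],.012)[0]; print(B,F,T,np.linalg.norm(B-T))
pos,Rm,a=pick(B,F,.104); print(pos,np.rad2deg(a)); plan(pos,Rm)
E
```

```text
[ 0.60871006 -0.28001414  0.015     ] [ 0.4741647  -0.31650152  0.02      ] [ 0.42686432 -0.32970595  0.012     ] 0.18853686430577266
[ 0.50833556 -0.30723472  0.021     ] 15.173117740376473
TURN total frac [-0.004 -0.001  0.005] rows>= 1.0
shift total frac: old axes [ 0.048  2.645 -1.042]  new axes [ 0.061  2.648 -1.032] norm 2.84
```

drive_tool(moves=[[0.03,0.4,-0.18,0,0,0,-0.1],[0.02,0.5,-0.2,0,0,0,-0.1],[0,0.5,-0.2,0,0,0,-0.1],[0,0.5,-0.2,0,0,0,-0.1],[0,0.4,-0.14,0,0,0,-0.1],[0,0.24,-0.09,0,0,0,-0.1],[0,0.1,-0.03,0,0,0,-0.1],[0,0,0,0,0,0,-0.1],[0,0,0,0,0,0,-0.1]])

```text
time_s: 51.85
tool_pos: [0.5078, -0.3069, 0.0205]
tool_rot: [-0.455, 0.347, -0.5, 0.65]
force: [0.3, 0.1, -0.4]
finger_gap: 0.0385
```

```bash
python3 - <<'E'
from pl import *
st()
p=cams.capture("wrist"); save(p,"ad_w")
E
```

```text
t 51.85 pos [ 0.5078 -0.3069  0.0205] q [-0.709  0.52   1.975  0.606  0.52   0.088] F [ 0.3  0.1 -0.4] M [-0.04  0.1  -0.01] gap 0.0385
x [ 0.259 -0.966  0.004] y [ 0.334  0.086 -0.939] z [0.906 0.244 0.345]
```

View pics/ad_w.png

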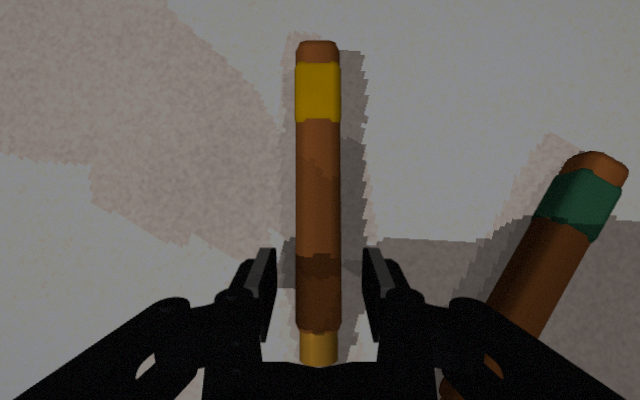

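drive_tool(moves=[[0,0,0,0,0,0,-1],[0,0,0,0,0,0,-1],[0,0,0,0,0,0,-1],[0,0,0,0,0,0,-1],[0,0,0,0,0,0,-1],[0,-0.3,0.11,0,0,0,-1],[0,-0.6,0.22,0,0,0,-1],[0,-0.6,0.22,0,0,0,-1],[0,-0.6,0.22,0,0,0,-1],[0,-0.6,0.22,0,0,0,-1]])

```text
time_s: 52.9
tool_pos: [0.5067, -0.3058, 0.1642]
tool_rot: [-0.455, 0.348, -0.499, 0.65]
force: [-0.7, 0.2, -0.5]
finger_gap: 0.019
```

drive_tool(moves=[[0,-0.6,0.22,0,0,0,-1],[0,-0.6,0.22,0,0,0,-1],[0,-0.6,0.22,0,0,0,-1],[0,-0.4,0.15,0,0,0,-1],[0,0,0,0,0,0,-1]])

```text
time_s: 53.4
tool_pos: [0.5083, -0.3066, 0.2839]
tool_rot: [-0.455, 0.345, -0.501, 0.65]
force: [-0.3, -0.5, -0.6]
finger_gap: 0.0188
```

```bash
python3 -c "
from pl import *
carry(.545)"
```

```text
t 53.4 pos [ 0.5083 -0.3066  0.2839] q [-0.708  0.227  1.645  0.326  1.08   0.472] F [-0.3 -0.5 -0.6] M [0.   0.21 0.03] gap 0.0188
x [ 0.259 -0.966  0.008] y [ 0.337  0.083 -0.938] z [0.905 0.245 0.347]
turn 10 rows of [ 0.     -0.1176  0.0439]
end [ 0.5083 -0.3066  0.2839] q [-0.7   0.44  1.33  0.26  1.6  -0.72] maxspeedfrac 0.45 minmargin 0.99
shift 12 rows of [0.066 0.273 0.73 ]
end [0.545 0.161 0.28 ] q [ 0.08  0.27  1.6   0.37  1.27 -0.03] maxspeedfrac 0.28 minmargin 1.0
swing [-1.5 -0.  -0. ]
end [0.545 0.161 0.28 ] q [ 0.67  0.64  1.45 -0.9   1.91  0.76] maxspeedfrac 0.45 minmargin 0.44
```

drive_tool(moves=[[0,0,0,0,-0.1176,0.0439,-1],[0,0,0,0,-0.1176,0.0439,-1],[0,0,0,0,-0.1176,0.0439,-1],[0,0,0,0,-0.1176,0.0439,-1],[0,0,0,0,-0.1176,0.0439,-1],[0,0,0,0,-0.1176,0.0439,-1],[0,0,0,0,-0.1176,0.0439,-1],[0,0,0,0,-0.1176,0.0439,-1],[0,0,0,0,-0.1176,0.0439,-1],[0,0,0,0,-0.1176,0.0439,-1]])

```text
time_s: 54.4
tool_pos: [0.5067, -0.3057, 0.278]
tool_rot: [-0.571, 0.0, 0.007, 0.821]
force: [0.1, -0.7, -0.8]
finger_gap: 0.0189
```

drive_tool(moves=[[0.06,0.23,0.6,0,0,0,-1],[0.07,0.29,0.78,0,0,0,-1],[0.07,0.29,0.78,0,0,0,-1],[0.07,0.29,0.78,0,0,0,-1],[0.07,0.29,0.78,0,0,0,-1],[0.07,0.29,0.78,0,0,0,-1],[0.07,0.29,0.78,0,0,0,-1],[0.07,0.29,0.78,0,0,0,-1],[0.07,0.29,0.78,0,0,0,-1],[0.07,0.29,0.78,0,0,0,-1]])

```text
time_s: 55.4
tool_pos: [0.5385, 0.1026, 0.277]
tool_rot: [-0.572, 0.002, 0.005, 0.82]
force: [2.1, -0.2, -0.6]
finger_gap: 0.0188
```

drive_tool(moves=[[0.07,0.29,0.78,0,0,0,-1],[0.03,0.1,0.36,0,0,0,-1],[0,0,0,-0.13,0,0,-1],[0,0,0,-0.13,0,0,-1],[0,0,0,-0.13,0,0,-1],[0,0,0,-0.13,0,0,-1],[0,0,0,-0.13,0,0,-1],[0,0,0,-0.13,0,0,-1],[0,0,0,-0.13,0,0,-1],[0,0,0,-0.13,0,0,-1]])

```text
time_s: 56.4
tool_pos: [0.5438, 0.1617, 0.2791]
tool_rot: [0.915, 0.002, -0.005, -0.403]
force: [0.1, 0.5, -0.7]
finger_gap: 0.019
```

```bash
python3 - <<'E'
from pl import *
o=st()
plan([.545,.161,.28],placeR(-1,-1))
E
```

```text
t 56.4 pos [0.5438 0.1617 0.2791] q [ 0.576  0.476  1.434 -0.605  1.672  0.642] F [ 0.1  0.5 -0.7] M [ 0.47  0.03 -0.01] gap 0.019
x [ 1.     0.008 -0.007] y [-0.    -0.675 -0.738] z [-0.011  0.738 -0.675]
TURN total frac [-0.459  0.007 -0.003] rows>= 4.0
shift total frac: old axes [ 0.024 -0.004 -0.023]  new axes [ 0.025  0.007 -0.022] norm 0.03
```

drive_tool(moves=[[0,0,0,-0.115,0,0,-1],[0,0,0,-0.115,0,0,-1],[0,0,0,-0.115,0,0,-1],[0.025,0,0,-0.115,0.005,0,-1],[0,0,0,0,0,0,-1],[0,0,0,0,0,0,-1],[0,0,0,0,0,0,-1]])

```text
time_s: 57.1
tool_pos: [0.5455, 0.1609, 0.2809]
tool_rot: [0.984, 0.002, -0.0, -0.177]
force: [0.4, 0.8, -0.1]
finger_gap: 0.0193
```

```bash
python3 - <<'E'
from pl import *
o=st()
plan([.545,.161,.195],placeR(-1,-1))
p=cams.capture("wrist"); save(p,"ae_w")
E
```

```text
t 57.1 pos [0.5455 0.1609 0.2809] q [ 0.67   0.64   1.447 -0.896  1.909  0.76 ] F [ 0.4  0.8 -0.1] M [0.54 0.06 0.  ] gap 0.0193
x [ 1.     0.003 -0.   ] y [ 0.003 -0.937 -0.349] z [-0.001  0.349 -0.937]
TURN total frac [-0.007 -0.001 -0.002] rows>= 1.0
shift total frac: old axes [-0.009  0.597  1.611]  new axes [-0.009  0.586  1.615] norm 1.72
```

View pics/ae_w.png

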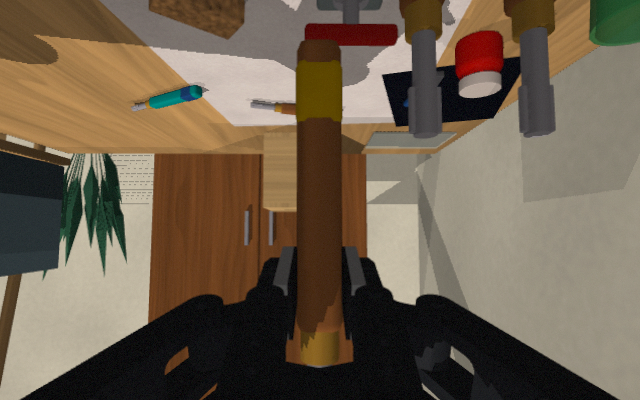

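drive_tool(moves=[[0,0.1,0.3,0,0,0,-1],[0,0.12,0.35,0,0,0,-1],[0,0.13,0.35,0,0,0,-1],[0,0.13,0.35,0,0,0,-1],[0,0.08,0.18,0,0,0,-1],[0,0.03,0.08,0,0,0,-1],[0,0,0,0,0,0,-1],[0,0,0,0,0,0,-1]])

```text
time_s: 57.95
tool_pos: [0.5455, 0.1616, 0.1951]
tool_rot: [0.984, 0.002, -0.0, -0.176]
force: [-0.4, 0.2, -0.9]
finger_gap: 0.0187
```

```bash
python3 - <<'E'
from pl import *
o=st()
for n in ["scene","top"]:
    p=cams.capture(n); save(p,"af_"+n,*(((350,110,480,240),5) if n=="scene" else ((230,120,350,220),6)))
E
```

```text
t 57.95 pos [0.5455 0.1616 0.1951] q [ 0.671  0.73   1.516 -0.86   1.809  0.889] F [-0.4  0.2 -0.9] M [ 0.6   0.01 -0.05] gap 0.0187
x [ 1.     0.004 -0.   ] y [ 0.003 -0.938 -0.347] z [-0.001  0.347 -0.938]
```

View pics/af_top.png

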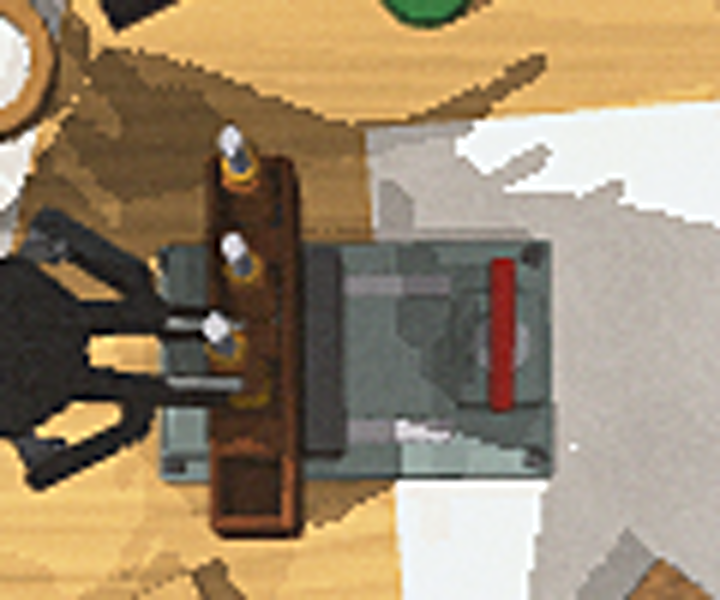

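View pics/af_scene.png

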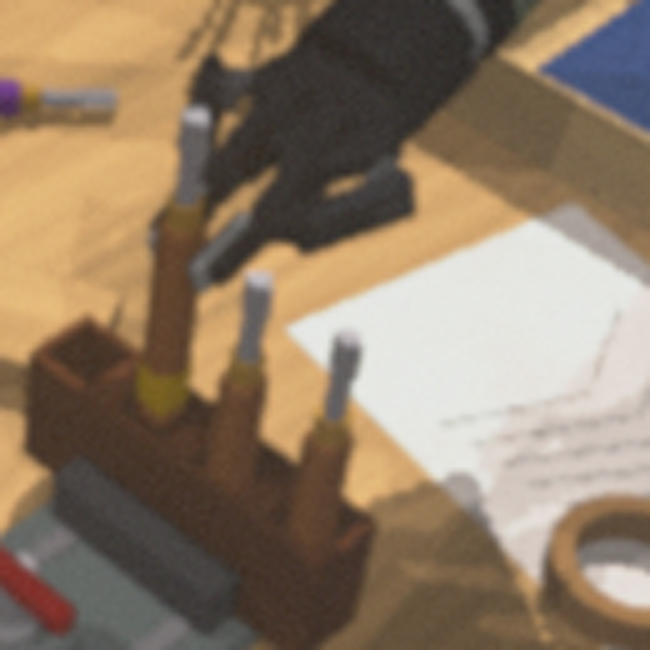

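The yellow gouge is over compartment 3, so I will lower it.

drive_tool(moves=[[0,0.05,0.12,0,0,0,-1],[0,0.07,0.19,0,0,0,-1],[0,0.07,0.19,0,0,0,-1],[0,0.07,0.19,0,0,0,-1],[0,0.07,0.19,0,0,0,-1],[0,0.05,0.12,0,0,0,-1],[0,0.03,0.08,0,0,0,-1],[0,0.02,0.06,0,0,0,-1],[0,0,0,0,0,0,-1],[0,0,0,0,0,0,-1]])

```text
time_s: 59.05
tool_pos: [0.5453, 0.1611, 0.134]
tool_rot: [0.984, 0.002, -0.001, -0.176]
force: [0.1, 0.6, -0.4]
finger_gap: 0.0186
```

drive_tool(moves=[[0,0.02,0.04,0,0,0,-1],[0,0,0,0,0,0,-1],[0,0,0,0,0,0,-1]])

```text
time_s: 59.35
tool_pos: [0.5454, 0.1609, 0.133]
tool_rot: [0.985, 0.002, 0.0, -0.175]
force: [0.1, 0.8, 6.0]
finger_gap: 0.0192
```

Contact with the floor at 6 N. Release and retract.

drive_tool(moves=[[0,-0.01,-0.02,0,0,0,-0.35],[0,0,0,0,0,0,-0.3],[0,0,0,0,0,0,-0.25],[0,0,0,0,0,0,-0.25],[0,-0.2,0,0,0,0,-0.25],[0,-0.4,0,0,0,0,-0.25],[0,-0.6,0,0,0,0,-0.25],[0,-0.6,0,0,0,0,-0.25],[0,-0.4,0,0,0,0,0],[0,0,0,0,0,0,0]])

```text
time_s: 60.35
tool_pos: [0.545, 0.2671, 0.1713]
tool_rot: [0.984, 0.003, 0.0, -0.177]
force: [0.3, 0.2, 0.2]
finger_gap: 0.0426
```

```bash
python3 - <<'E'
from pl import *
o=st()
p=cams.capture("scene"); save(p,"ag_s",(350,110,480,240),5)
p=cams.capture("top"); save(p,"ag_t",(360,150,470,250),7); 
E
```

```text
t 60.35 pos [0.545  0.2671 0.1713] q [ 0.779  0.847  1.319 -0.797  1.924  0.888] F [0.3 0.2 0.2] M [ 0.47  0.01 -0.02] gap 0.0426
x [1.    0.006 0.002] y [ 0.007 -0.937 -0.349] z [-0.001  0.349 -0.937]
```

View pics/ag_s.png

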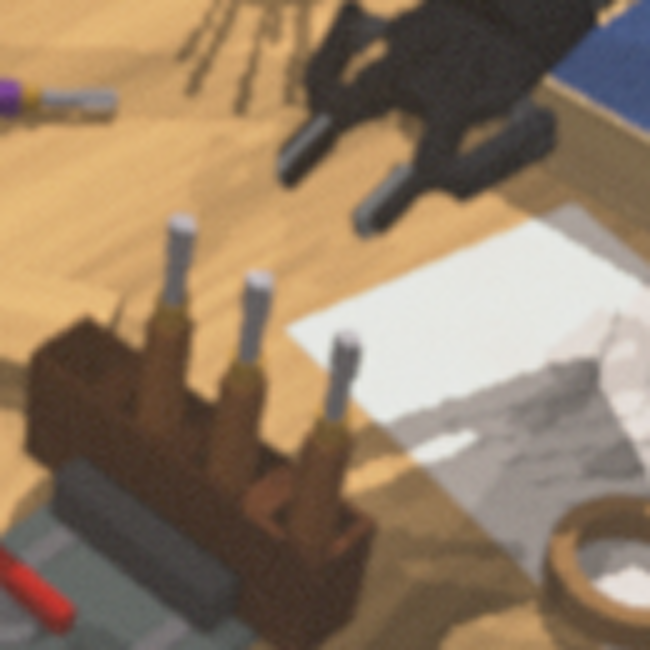

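View pics/ag_t.png

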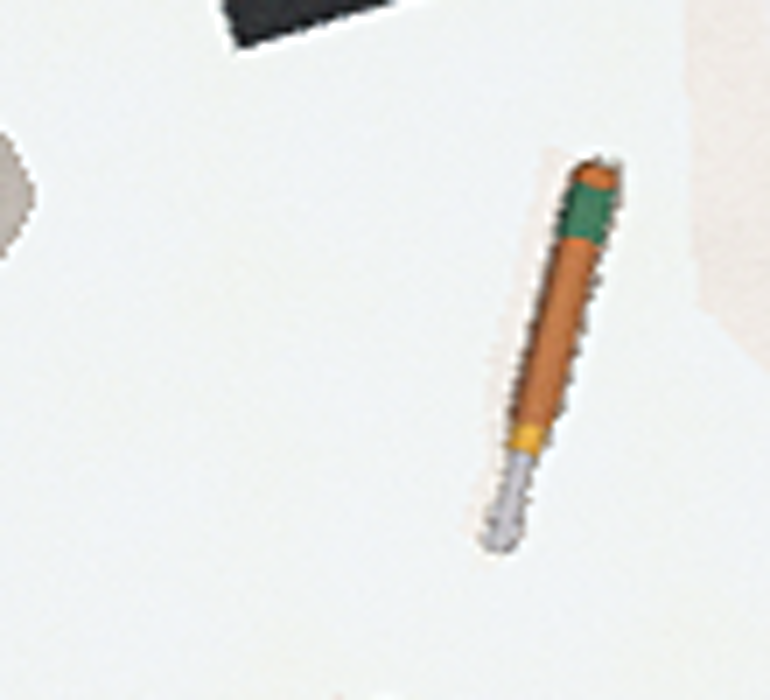

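drive_tool(moves=[[0,-0.2,-0.5,0,0,0,0],[0,-0.2,-0.5,0,0,0,0],[0,-0.2,-0.5,0,0,0,0],[0,-0.2,-0.5,0,0,0,0],[0,-0.2,-0.5,0,0,0,0],[0,-0.2,-0.5,0,0,0,0],[0,0,0,0.125,0,0,0],[0,0,0,0.125,0,0,0],[0,0,0,0.125,0,0,0],[0,0,0,0.125,0,0,0]])

```text
time_s: 61.45
tool_pos: [0.5448, 0.2679, 0.332]
tool_rot: [0.904, 0.001, -0.001, -0.427]
force: [0.8, 0.0, 0.3]
finger_gap: 0.0428
```

drive_tool(moves=[[0,0,0,0.125,0,0,0],[0,0,0,0.125,0,0,0],[0,0,0,0.125,0,0,0],[0,0,0,0.125,0,0,0],[0,0,0,0.125,0,0,0],[0,0,0,0.125,0,0,0],[0,0,0,0.125,0,0,0],[0,0,0,0.125,0,0,0],[0,0,0,0,0,0,0]])

```text
time_s: 62.35
tool_pos: [0.5443, 0.2644, 0.3307]
tool_rot: [-0.572, 0.003, 0.0, 0.82]
force: [0.1, -0.7, -0.2]
finger_gap: 0.0429
```

```bash
python3 -c "
from pl import *
go([.5899,-.4169],[.4613,-.3761])"
```

```text
t 62.35 pos [0.5443 0.2644 0.3307] q [0.264 0.276 1.461 0.351 1.329 0.195] F [ 0.1 -0.7 -0.2] M [-0.14  0.02  0.03] gap 0.0429
x [ 1.    -0.002 -0.005] y [-0.004  0.345 -0.939] z [0.004 0.939 0.345]
shift total [ -1.042  -4.483 -12.203] 15 rows of [-0.069 -0.299 -0.814]
end [ 0.4908 -0.3854  0.3307] q [-0.8   0.49  1.13  0.25  1.78 -0.78] maxspeedfrac 0.32 minmargin 0.85
turn total [ 0.002  1.681 -0.618] 13 rows of [ 0.0002  0.1293 -0.0476]
end [ 0.4908 -0.3854  0.3307] q [-0.76  0.21  1.55  0.17  1.07  1.06] maxspeedfrac 0.58 minmargin 0.9
down total [-0.     3.207 -1.167]
end [ 0.4908 -0.3854  0.16  ] q [-0.76  0.34  1.83  0.24  0.68  0.96] maxspeedfrac 0.21 minmargin 0.63
```

drive_tool(moves=[[-0.05,-0.2,-0.55,0,0,0,0],[-0.075,-0.325,-0.885,0,0,0,0],[-0.075,-0.325,-0.885,0,0,0,0],[-0.075,-0.325,-0.885,0,0,0,0],[-0.075,-0.325,-0.885,0,0,0,0],[-0.075,-0.325,-0.885,0,0,0,0],[-0.075,-0.325,-0.885,0,0,0,0],[-0.075,-0.325,-0.885,0,0,0,0],[-0.075,-0.325,-0.885,0,0,0,0],[-0.075,-0.325,-0.885,0,0,0,0]])

```text
time_s: 63.35
tool_pos: [0.5098, -0.1869, 0.3311]
tool_rot: [-0.572, 0.0, 0.002, 0.82]
force: [1.0, 0.6, 0.3]
finger_gap: 0.0427
```

drive_tool(moves=[[-0.075,-0.325,-0.885,0,0,0,0],[-0.075,-0.325,-0.885,0,0,0,0],[-0.075,-0.325,-0.885,0,0,0,0],[-0.08,-0.38,-1.0,0,0,0,0],[0,0,0,0,0.1293,-0.0476,0],[0,0,0,0,0.1293,-0.0476,0],[0,0,0,0,0.1293,-0.0476,0],[0,0,0,0,0.1293,-0.0476,0],[0,0,0,0,0.1293,-0.0476,0],[0,0,0,0,0.1293,-0.0476,0]])

```text
time_s: 64.35
tool_pos: [0.4959, -0.3764, 0.3309]
tool_rot: [-0.519, 0.242, -0.344, 0.744]
force: [-0.1, -0.7, -0.1]
finger_gap: 0.0429
```

drive_tool(moves=[[0,0,0,0,0.1293,-0.0476,-0.1],[0,0,0,0,0.1293,-0.0476,-0.1],[0,0,0,0,0.1293,-0.0476,-0.1],[0,0,0,0,0.1293,-0.0476,-0.1],[0,0,0,0,0.1293,-0.0476,-0.1],[0,0,0,0,0.1293,-0.0476,-0.1],[0,0,0,0,0.1293,-0.0476,-0.1],[0,0.5,-0.18,0,0,0,-0.1],[0,0.6,-0.22,0,0,0,-0.1],[0,0.6,-0.22,0,0,0,-0.1]])

```text
time_s: 65.35
tool_pos: [0.4965, -0.3758, 0.2402]
tool_rot: [0.34, -0.461, 0.66, -0.486]
force: [-0.1, -0.6, 0.5]
finger_gap: 0.0386
```

drive_tool(moves=[[0,0.6,-0.22,0,0,0,-0.1],[0,0.6,-0.22,0,0,0,-0.1],[0,0.25,-0.1,0,0,0,-0.1],[0,0,0,0,0,0,-0.1],[0,0,0,0,0,0,-0.1],[0,0,0,0,0,0,-0.1]])

```text
time_s: 65.95
tool_pos: [0.4968, -0.3768, 0.1652]
tool_rot: [0.339, -0.46, 0.661, -0.487]
force: [-0.2, -0.0, -0.3]
finger_gap: 0.0385
```

```bash
python3 - <<'E'
from pl import *
st()
p=cams.capture("wrist"); save(p,"ah_w"); np.savez("ah.npz",**{k:p[k] for k in ["image","intrinsics","distortion","world_to_cam"]})
E
```

```text
t 65.95 pos [ 0.4968 -0.3768  0.1652] q [-0.739  0.328  1.823  0.235  0.681  0.973] F [-0.2 -0.  -0.3] M [-0.02  0.14 -0.03] gap 0.0385
x [-0.296 -0.955  0.001] y [ 0.331 -0.103 -0.938] z [ 0.896 -0.278  0.346]
```

View pics/ah_w.png

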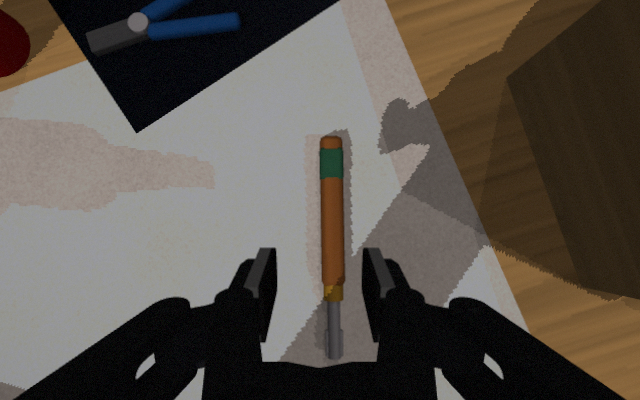

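```bash
python3 - <<'E'
from pl import *
d=np.load("ah.npz"); p={k:d[k] for k in d}
B=onz(p,[[331,137]],.015)[0]; F=onz(p,[[334,300]],.02)[0]; T=onz(p,[[335,358]],.012)[0]; print(B,F,T,np.linalg.norm(B-T))
pos,Rm,a=pick(B,F,.104); print(pos,np.rad2deg(a)); plan(pos,Rm)
E
```

```text
[ 0.58986773 -0.41786178  0.015     ] [ 0.45678949 -0.37864897  0.02      ] [ 0.40929144 -0.36499631  0.012     ] 0.1881795783618382
[ 0.49010837 -0.3884667   0.021     ] -16.41812874615283
TURN total frac [-0.005 -0.013  0.005] rows>= 1.0
shift total frac: old axes [ 0.26   2.687 -1.054]  new axes [ 0.261  2.691 -1.045] norm 2.9
```

drive_tool(moves=[[0.13,0.4,-0.18,0,-0.013,0.005,-0.1],[0.13,0.5,-0.2,0,0,0,-0.1],[0,0.5,-0.2,0,0,0,-0.1],[0,0.5,-0.2,0,0,0,-0.1],[0,0.4,-0.14,0,0,0,-0.1],[0,0.27,-0.09,0,0,0,-0.1],[0,0.12,-0.04,0,0,0,-0.1],[0,0,0,0,0,0,-0.1],[0,0,0,0,0,0,-0.1]])

```text
time_s: 66.9
tool_pos: [0.4901, -0.3884, 0.0205]
tool_rot: [0.342, -0.458, 0.657, -0.491]
force: [0.0, 0.1, 0.3]
finger_gap: 0.0385
```

```bash
python3 - <<'E'
from pl import *
st()
p=cams.capture("wrist"); save(p,"ai_w")
E
```

```text
t 66.9 pos [ 0.4901 -0.3884  0.0205] q [-0.766  0.524  1.966  0.457  0.371  0.687] F [0.  0.1 0.3] M [-0.03  0.12  0.02] gap 0.0385
x [-0.283 -0.959 -0.   ] y [ 0.332 -0.098 -0.938] z [ 0.9   -0.265  0.346]
```

View pics/ai_w.png

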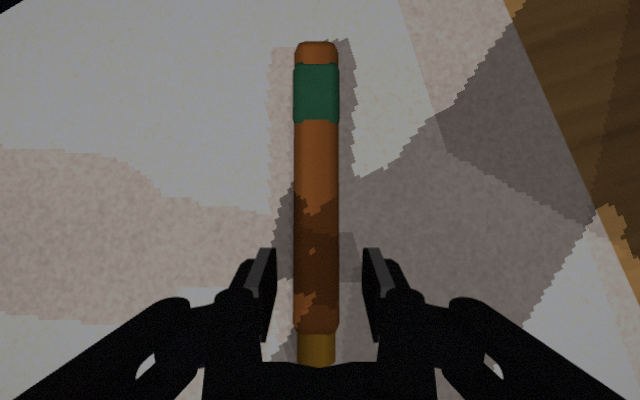

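drive_tool(moves=[[0,0,0,0,0,0,-1],[0,0,0,0,0,0,-1],[0,0,0,0,0,0,-1],[0,0,0,0,0,0,-1],[0,0,0,0,0,0,-1],[0,-0.3,0.11,0,0,0,-1],[0,-0.6,0.22,0,0,0,-1],[0,-0.6,0.22,0,0,0,-1],[0,-0.6,0.22,0,0,0,-1],[0,-0.6,0.22,0,0,0,-1]])

```text
time_s: 67.95
tool_pos: [0.4889, -0.3876, 0.1641]
tool_rot: [0.343, -0.459, 0.656, -0.491]
force: [0.3, -1.5, -1.6]
finger_gap: 0.0188
```

drive_tool(moves=[[0,-0.6,0.22,0,0,0,-1],[0,-0.6,0.22,0,0,0,-1],[0,-0.6,0.22,0,0,0,-1],[0,-0.4,0.15,0,0,0,-1],[0,0,0,0,0,0,-1]])

```text
time_s: 68.45
tool_pos: [0.4905, -0.3891, 0.2842]
tool_rot: [0.342, -0.456, 0.659, -0.491]
force: [0.0, -0.2, -1.5]
finger_gap: 0.0191
```

```bash
python3 -c "
from pl import *
carry(.495)"
```

```text
t 68.45 pos [ 0.4905 -0.3891  0.2842] q [-0.767  0.234  1.636  0.196  0.96   1.003] F [ 0.  -0.2 -1.5] M [ 0.08  0.19 -0.06] gap 0.0191
x [-0.283 -0.959  0.002] y [ 0.336 -0.101 -0.937] z [ 0.899 -0.264  0.35 ]
turn 14 rows of [-0.0003 -0.1192  0.0441]
end [ 0.4905 -0.3891  0.2842] q [-0.8   0.51  1.21  0.24  1.68 -0.82] maxspeedfrac 0.55 minmargin 0.95
shift 14 rows of [0.011 0.274 0.736]
end [0.495 0.161 0.28 ] q [ 0.09  0.19  1.7   0.37  1.24 -0.03] maxspeedfrac 0.31 minmargin 0.9
swing [-1.5  0.   0. ]
end [0.495 0.161 0.28 ] q [ 0.72  0.59  1.56 -0.85  1.91  0.83] maxspeedfrac 0.45 minmargin 0.49
```

drive_tool(moves=[[0,0,0,0,-0.1192,0.0441,-1],[0,0,0,0,-0.1192,0.0441,-1],[0,0,0,0,-0.1192,0.0441,-1],[0,0,0,0,-0.1192,0.0441,-1],[0,0,0,0,-0.1192,0.0441,-1],[0,0,0,0,-0.1192,0.0441,-1],[0,0,0,0,-0.1192,0.0441,-1],[0,0,0,0,-0.1192,0.0441,-1],[0,0,0,0,-0.1192,0.0441,-1],[0,0,0,0,-0.1192,0.0441,-1]])

```text
time_s: 69.45
tool_pos: [0.4888, -0.3879, 0.2779]
tool_rot: [-0.551, 0.15, -0.21, 0.794]
force: [0.1, -0.4, -0.4]
finger_gap: 0.0186
```

drive_tool(moves=[[0,0,0,0,-0.1192,0.0441,-1],[0,0,0,0,-0.1192,0.0441,-1],[0,0,0,0,-0.1192,0.0441,-1],[0,0,0,0,-0.1192,0.0441,-1],[0,0.2,0.55,0,0,0,-1],[0.01,0.29,0.78,0,0,0,-1],[0.01,0.29,0.78,0,0,0,-1],[0.01,0.29,0.78,0,0,0,-1],[0.01,0.29,0.78,0,0,0,-1],[0.01,0.29,0.78,0,0,0,-1]])

```text
time_s: 70.45
tool_pos: [0.4897, -0.1489, 0.2786]
tool_rot: [-0.57, 0.001, 0.004, 0.822]
force: [0.7, -0.3, -0.1]
finger_gap: 0.0191
```

drive_tool(moves=[[0.015,0.29,0.78,0,0,0,-1],[0.015,0.29,0.78,0,0,0,-1],[0.015,0.29,0.78,0,0,0,-1],[0.015,0.29,0.78,0,0,0,-1],[0.015,0.29,0.78,0,0,0,-1],[0.015,0.29,0.78,0,0,0,-1],[0.01,0.29,0.78,0,0,0,-1],[0.02,0.15,0.4,0,0,0,-1],[0,0,0,-0.13,0,0,-1],[0,0,0,-0.13,0,0,-1]])

```text
time_s: 71.45
tool_pos: [0.4941, 0.1614, 0.2789]
tool_rot: [-0.679, -0.0, 0.003, 0.734]
force: [-0.4, 0.7, -1.4]
finger_gap: 0.0189
```

```bash
python3 - <<'E'
from pl import *
o=st()
plan([.495,.161,.28],placeR(-1,-1))
E
```

```text
t 71.45 pos [0.4941 0.1614 0.2789] q [0.249 0.204 1.642 0.08  1.282 0.222] F [-0.4  0.7 -1.4] M [-0.03 -0.04 -0.04] gap 0.0189
x [ 1.     0.005 -0.004] y [-0.005  0.078 -0.997] z [-0.005  0.997  0.078]
TURN total frac [-1.241  0.002 -0.004] rows>= 9.0
shift total frac: old axes [ 0.019 -0.023 -0.006]  new axes [ 0.019 -0.    -0.024] norm 0.03
```

drive_tool(moves=[[0,0,0,-0.125,0,0,-1],[0,0,0,-0.125,0,0,-1],[0,0,0,-0.125,0,0,-1],[0,0,0,-0.125,0,0,-1],[0,0,0,-0.125,0,0,-1],[0,0,0,-0.125,0,0,-1],[0,0,0,-0.125,0,0,-1],[0,0,0,-0.125,0,0,-1],[0,0,0,-0.125,0,0,-1],[0.015,0,0,-0.115,0,0,-1]])

```text
time_s: 72.45
tool_pos: [0.4952, 0.1624, 0.2787]
tool_rot: [0.985, 0.003, -0.003, -0.174]
force: [0.5, -0.1, -1.1]
finger_gap: 0.0192
```

drive_tool(moves=[[0,0,0,0,0,0,-1],[0,0,0,0,0,0,-1],[0,0,0,0,0,0,-1]])

```text
time_s: 72.75
tool_pos: [0.4956, 0.1615, 0.281]
tool_rot: [0.984, 0.003, -0.001, -0.178]
force: [0.5, -0.4, -0.8]
finger_gap: 0.0188
```

```bash
python3 - <<'E'
from pl import *
o=st()
plan([.495,.161,.195],placeR(-1,-1))
p=cams.capture("wrist"); save(p,"aj_w")
E
```

```text
t 72.75 pos [0.4956 0.1615 0.281 ] q [ 0.717  0.587  1.551 -0.848  1.905  0.827] F [ 0.5 -0.4 -0.8] M [ 0.6   0.03 -0.02] gap 0.0188
x [ 1.     0.005 -0.002] y [ 0.005 -0.936 -0.351] z [-0.003  0.351 -0.936]
TURN total frac [-0.009  0.001 -0.001] rows>= 1.0
shift total frac: old axes [-0.009  0.614  1.607]  new axes [-0.012  0.598  1.613] norm 1.72
```

View pics/aj_w.png

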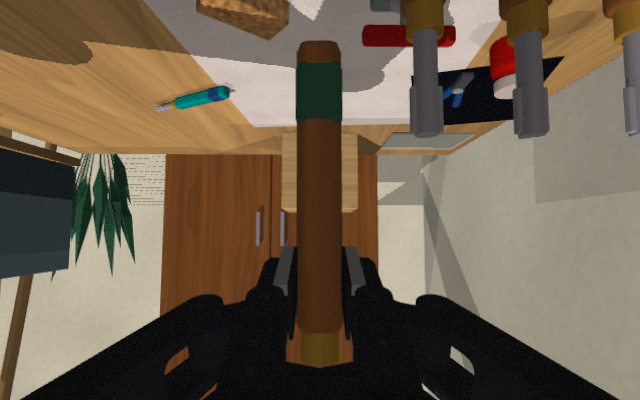

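drive_tool(moves=[[0,0.1,0.3,-0.008,0,0,-1],[0,0.13,0.35,0,0,0,-1],[0,0.13,0.35,0,0,0,-1],[0,0.13,0.35,0,0,0,-1],[0,0.08,0.18,0,0,0,-1],[0,0.03,0.08,0,0,0,-1],[0,0,0,0,0,0,-1],[0,0,0,0,0,0,-1]])

```text
time_s: 73.6
tool_pos: [0.4955, 0.1614, 0.1951]
tool_rot: [0.985, 0.003, -0.001, -0.173]
force: [-0.3, 0.5, -1.1]
finger_gap: 0.0187
```

```bash
python3 - <<'E'
from pl import *
o=st()
for n in ["scene","top"]:
    p=cams.capture(n); save(p,"ak_"+n,*(((350,110,480,240),5) if n=="scene" else ((230,120,350,220),6)))
E
```

```text
t 73.6 pos [0.4955 0.1614 0.1951] q [ 0.719  0.686  1.623 -0.818  1.798  0.958] F [-0.3  0.5 -1.1] M [0.59 0.01 0.06] gap 0.0187
x [ 1.     0.006 -0.002] y [ 0.005 -0.94  -0.341] z [-0.003  0.341 -0.94 ]
```

View pics/ak_top.png

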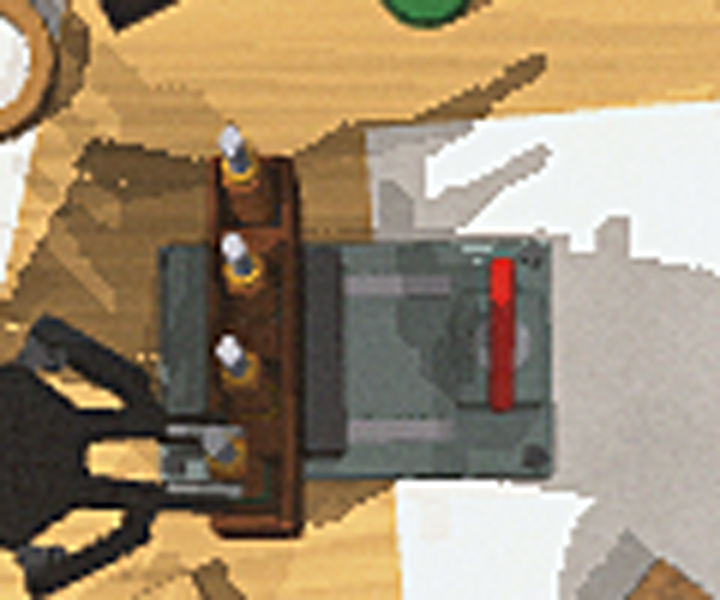

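View pics/ak_scene.png

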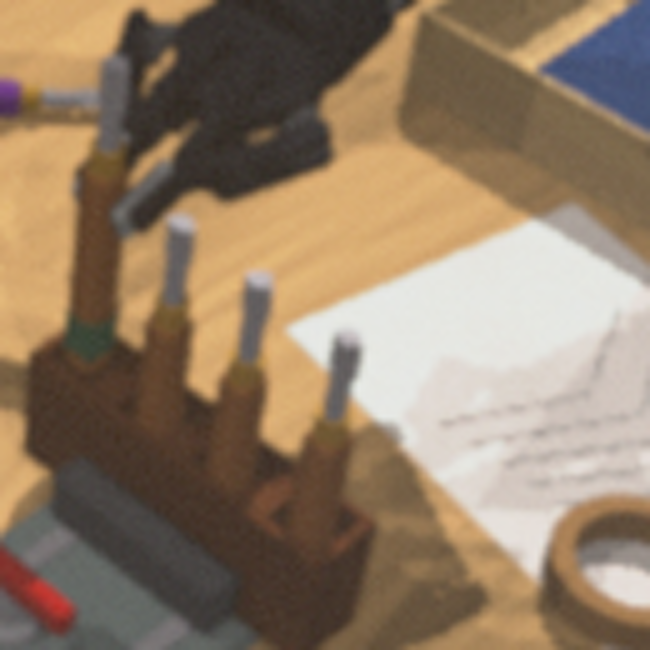

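drive_tool(moves=[[0,0.05,0.12,0,0,0,-1],[0,0.07,0.19,0,0,0,-1],[0,0.07,0.19,0,0,0,-1],[0,0.07,0.19,0,0,0,-1],[0,0.07,0.19,0,0,0,-1],[0,0.05,0.12,0,0,0,-1],[0,0.03,0.08,0,0,0,-1],[0,0.02,0.06,0,0,0,-1],[0,0,0,0,0,0,-1],[0,0,0,0,0,0,-1]])

```text
time_s: 74.7
tool_pos: [0.4953, 0.1605, 0.134]
tool_rot: [0.985, 0.003, -0.001, -0.173]
force: [0.1, -0.4, -1.0]
finger_gap: 0.0191
```

drive_tool(moves=[[0,0.02,0.04,0,0,0,-1],[0,0,0,0,0,0,-1],[0,0,0,0,0,0,-1]])

```text
time_s: 75.0
tool_pos: [0.4953, 0.1602, 0.1324]
tool_rot: [0.985, 0.003, -0.001, -0.173]
force: [-1.3, 0.6, 4.6]
finger_gap: 0.0193
```

Contact again at 4.6 N. Release, retract and move clear.

drive_tool(moves=[[0,-0.01,-0.02,0,0,0,-0.35],[0,0,0,0,0,0,-0.3],[0,0,0,0,0,0,-0.25],[0,0,0,0,0,0,-0.25],[0,-0.2,0,0,0,0,-0.25],[0,-0.4,0,0,0,0,-0.25],[0,-0.6,0,0,0,0,-0.25],[0,-0.6,0,0,0,0,-0.25],[0,-0.4,0,0,0,0,0],[0,0,0,0,0,0,0]])

```text
time_s: 76.0
tool_pos: [0.4948, 0.2667, 0.1706]
tool_rot: [0.985, 0.004, -0.001, -0.174]
force: [-0.3, -0.6, -1.0]
finger_gap: 0.0428
```

drive_tool(moves=[[0,-0.3,-0.5,0,0,0,0],[0,-0.3,-0.5,0,0,0,0],[0,-0.3,-0.5,0,0,0,0],[0,-0.3,-0.5,0,0,0,0],[0,0,0,0,0,0,0],[0,0,0,0,0,0,0],[0,0,0,0,0,0,0]])

```text
time_s: 76.7
tool_pos: [0.4946, 0.2855, 0.2834]
tool_rot: [0.985, 0.002, -0.003, -0.172]
force: [-0.0, -0.1, 0.4]
finger_gap: 0.0428
```

```bash
python3 - <<'E'
from pl import *
o=st()
for n in ["scene","top","wrist"]:
    p=cams.capture(n); save(p,"al_"+n)
    if n=="scene": save(p,"al_scene2",(310,110,440,250),5)
    if n=="top": save(p,"al_top2",(230,120,350,220),6)
E
```

```text
t 76.7 pos [0.4946 0.2855 0.2834] q [ 0.844  0.716  1.294 -0.804  2.082  0.8  ] F [-0.  -0.1  0.4] M [0.49 0.   0.03] gap 0.0428
x [ 1.     0.006 -0.005] y [ 0.004 -0.941 -0.339] z [-0.006  0.339 -0.941]
```

View pics/al_scene2.png

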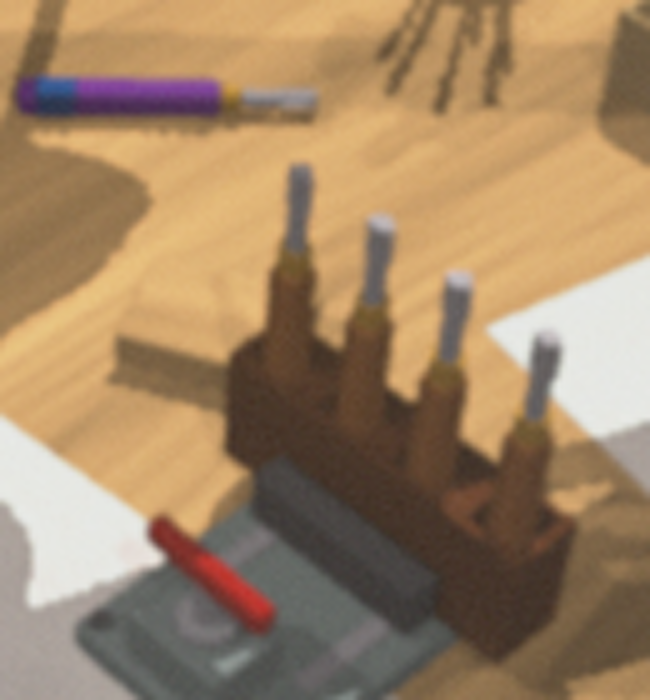

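View pics/al_top.png

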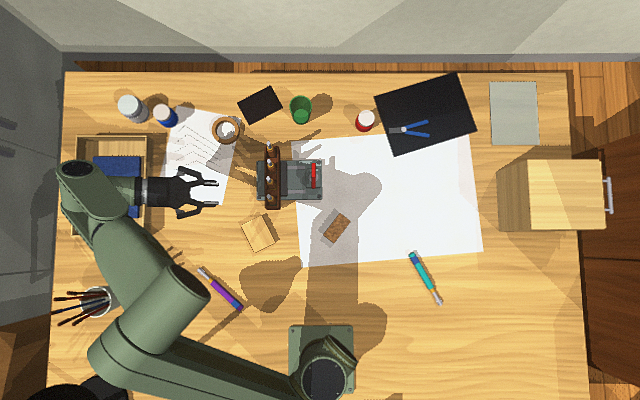

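View pics/al_wrist.png

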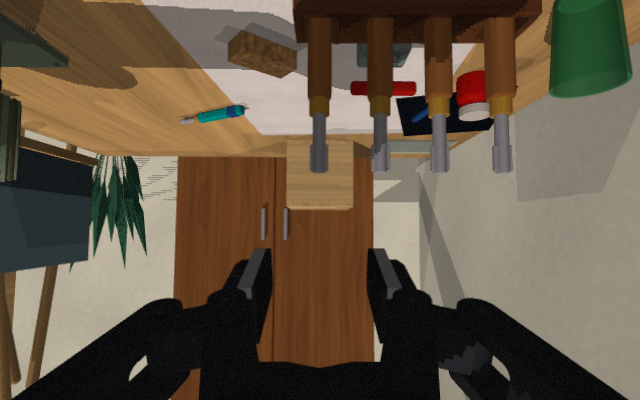

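View pics/al_top2.png

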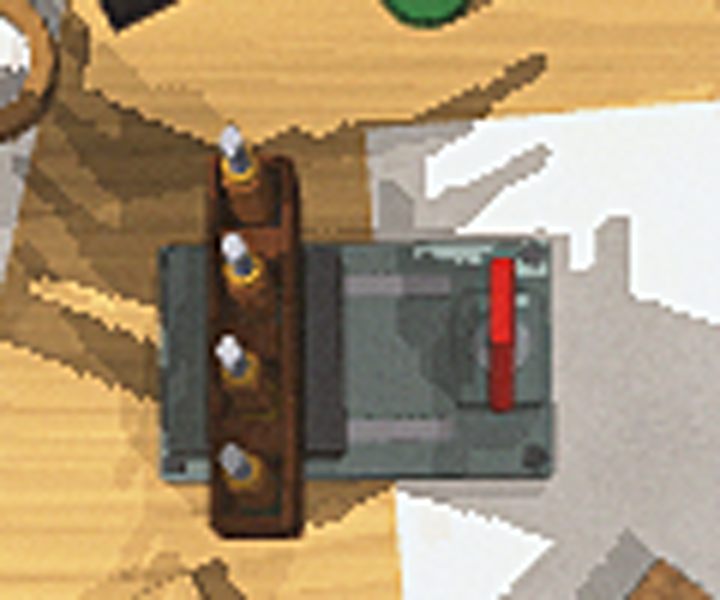

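```bash
python3 -c "
from workcell import *
print(hand_in()); print(get_obs()['time_s'])"
```

```text
the job is handed in; nothing more can be done
None
the job is handed in; nothing more can be done
```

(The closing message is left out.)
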